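# Torque a fuel-filter cap with a click wrench

### The job

Take the click torque wrench by its grip, put its ring fully down over the hexagon of the filter cap and tighten the cap clockwise until the wrench clicks: the handle breaks over and the pull drops. Stop at once, well before the handle reaches its stop. Then take the wrench off without turning the cap back and lay it gently and flat on the rubber mat again. Leave the can, pliers, socket and screwdriver where they are.

Things in the scene. Friction and masses are not known exactly. Their poses are not given: they have to be found in the camera images.
- wrench: Head of the steel click torque wrench (tool 291 mm long, 0.44 kg, centre of mass at x = -124 mm). Origin: centre of its ring at mid-thickness; x points away from the handle, the tool lies along -x, z is the ring's axis, up as it lies and is used. Lying on the mat, the origin is 13 mm above the mat's top. From x = -30 to -68 mm a 26 x 26 mm block, to -135 a 21 mm round tube, then the grip.
- ring (a point): Centre of the underside of the wrench's ring, 7 mm below the head's origin. The ring is 14 mm thick, 57 mm in outside diameter; its hole is a six-point hexagon, 37.6 mm across flats, with a corner on the head's +x axis, so it fits the cap at every 60 degrees. On the cap's hexagon it has 0.8 mm of play at each flat, about 0.08 rad of free turning each way, and it binds while loaded.
- grip (a point): Middle of the wrench's black grip (steel pin), on the centre line at the head's x = -185 mm while the handle is straight. The grip, 94 x 26 x 26 mm with rounded edges, rocks stiffly on this upright pin by 11 degrees each way, so the pull acts here and the handle can break over while the grip is held. Behind it an end knob, 23 mm thick, to x = -264 mm.
- pivot (a point): Hinge of handle to head, at the head's x = -45 mm. A clockwise pull (seen from above) at the grip first springs the handle by some 3 mm; at 12 to 14 N (2.6 N m on the cap) it clicks and breaks over towards the head's +y: the pull snaps down by a quarter or more and goes on falling, to a quarter at 22 mm of swing at the grip (9 degrees), where a hard stop follows. Let off, it straightens.
- cap: Dark plastic screw cap on a filter head. Origin on its axis, at the underside of its knurled skirt (68 mm diameter, 12.5 mm high); a collar 47 mm in diameter reaches 20 mm up, then a hexagon 36 mm across flats from 20 to 36 mm up, a corner on the cap's +x axis. z up. Clockwise from above tightens; it does not rise or sink. It is snug now and takes a further 0.4 to 0.9 rad until the click.
- cap_hex (a point): Centre of the foot of the cap's hexagon, on the cap's axis, 144 mm above the bench. The ring is fully down when its underside rests there on the collar; let go, the wrench tips off the cap. The cap turns at about 1.8 N m at first (9 to 10 N at the grip), more as it tightens; it stays where it is left; turning it back takes about 0.9 N m (5 N at the grip).
- cap_mark (a point): Small moulded rib on the upper edge of the cap's skirt, 33 mm from the axis; it turns with the cap.
- vise: Dark grey cast bench vise, bolted down, holding the aluminium filter head in its jaws (100 mm wide, tops 85 mm above the bench). Origin on the bench under the cap's axis; z up. The screw and its bar reach 150 mm along -x, the anvil 110 mm along +x; two hose spigots reach 57 mm along +y and -y, 106 mm above the bench. Nothing of it stands higher than the cap's skirt.
- mat: Dark grey rubber tool mat, fixed to the bench, 200 x 380 x 4 mm; origin at the centre of its underside, long side along its y.
- spray_can: Plain grey spray can, 58 mm in diameter, 190 mm tall, standing; origin at the centre of its base. Bystander.
- pliers: Pliers lying on the bench, about 180 x 60 x 14 mm, jaws to their +x. Bystander.
- socket: Steel deep socket standing on the bench, 29 mm in diameter, 50 mm tall; origin at the centre of its base. Bystander.
- screwdriver: Screwdriver lying on the bench, 200 mm long, handle 26 mm thick. Bystander.

How it is judged:
By the outcome, as a careful person would: the job done as asked, in the order asked, and still so for the second after the job is handed in, with the robot touching nothing.
It also fails if it takes over 72 s, if anything falls off the work surface, if the arm or the gripper's body presses on something with over 40 N, if the wrist force passes 120 N, or if a joint passes its speed limit or range.

### The arm

A 6-joint arm with a two-finger parallel gripper is mounted at the origin on the work surface. World frame = base frame: x ahead of the robot, y to its left, z up, the work surface at z = 0. Lengths are in m, angles in degrees, forces in N, time in s.
With the tool pointing down it reaches from about 0.4 to 0.825 m from the base axis. Payload 7 kg.
Tool frame: the origin (TCP) lies on the front face of the gripper's body, between the roots of the fingers; the fingertips stand 66 mm ahead of it and the grasp point (between the pads) lies 47 mm ahead of it (ctrl.grasp_offset is the z of the grasp point in the tool frame, in m); z points along the fingers, y is the direction in which the jaws open and shut (so a half turn about z gives the same grasp; the last joint's range is limited). The gripper opens to 88 mm and grips with 3 to 60 N. Pads are 19 mm wide; open, the fingers measure 130 mm over their backs; the gripper's body (78 mm by 193 mm) begins 47 mm behind the grasp point.
Start: joints at [89.273, 20.546, 0.682, 0, -70.136, -16.507], TCP at [0.2, 0.645, 0.292] pointing down, gripper open.
Joint ranges: [-176.03, 176.03], [-82.01, 121.73], [-58.28, 71.71], [-173.87, 95.51], [-174.79, -0.11], [-173.66, 173.66]. Speed limits (degrees/s): [136.94, 136.94, 172.46, 180, 180, 180].

### API

Orientations are given as [roll, pitch, yaw] about the fixed x, y, z axes, in that order (R = Rz(yaw) Ry(pitch) Rx(roll)).
In Python, from plant import ctrl gives the robot as it stands.
- The arm moves only by the shell command python3 -m creep 'ROWS'. ROWS is JSON, a list of rows, each a list of 7 numbers: the turn, a rotation vector about the tool's x, y, z in rad, then the shift along the tool's x, y, z in m, then the opening, from 0 (shut) to 1 (fully open). In form: [[wx, wy, wz, dx, dy, dz, grip], ...]. A call has 1 to 12 rows; each row is the pose to reach, as a shift and turn from the pose commanded when the call began, along the tool's axes at that moment; what a row does not reach only later rows make up. A row lasts 1/12 s, in which the tool goes at most 41.7 mm and 7.16 degrees, less where a joint would pass 70% of its speed; a pose out of reach is approached as far as the arm can. A call with a gripper value outside its range is refused whole. The fingers move at their own pace and stop on an object; the grip force is fixed at half the most. Time passes only in rows, so rows that repeat a pose let the fingers close. It gives the time, the measured TCP pose, the force and the opening at its end, in the units of the state.
- ctrl.get_obs(): the state, without advancing time (a new reading comes with each control period).
- ctrl.snapshot(name): name is "scene" or "top"; returns the picture (480x640x3 uint8, blue, green, red); there is no depth.
- ctrl.camera_model(name): a dict with "K" (3x3 intrinsics, pixels), "distortion" ([k1, k2, p1, p2, k3] as OpenCV has them; the pictures are not rectified), "rvec" (rotation vector, rad) and "tvec" (3), from world to camera coordinates, as OpenCV has them. Camera axes: x right, y down, z forward; pixel columns grow to the right and rows downward; lengths in m; the calibration is good to about 2 mm. A picture is of the moment at which its call begins. camera_model takes no time and is no camera call.
- ctrl.close_job(): hands the job in, once; it reports no verdict.
The state is a dict: "clock": time; "joint_pos": joint angles; "qvel": joint speeds; "tau": joint torques, N m; "tool_pos": TCP position; "orientation": TCP orientation; "force": force on the tool from outside, world axes, zero at the start; "moment": the same for the moment, N m; "opening": finger opening in m.
Only numpy, scipy, OpenCV 4.12 (cv2) and the standard library are available. Lean on these libraries where they do the work, as an engineer would, in place of code of your own. Each camera call takes 0.05 s, during which the arm holds its last target.

## Working session

There is one attempt and no reset: what is moved stays moved. The work goes in short steps, Python scripts to look and compute and a shell command to move; the robot and the scene stay as the last step left them, time stands still between calls to the robot, and variables do not carry over. Pictures are saved under pics/ and viewed, and the job is handed in when it is done.

```bash
ls; mkdir -p pics
python3 - <<'E'
from plant import ctrl
import cv2
print(ctrl.get_obs()); print(ctrl.grasp_offset)
for n in("scene","top"):
    cv2.imwrite(f"pics/{n}0.png",ctrl.snapshot(n)); print(n,ctrl.camera_model(n))
E
```

```text
pics
{'clock': 0.0, 'joint_pos': array([ 8.92709769e+01,  2.05940515e+01,  6.32900174e-01, -1.87919139e-02,
       -7.01360435e+01, -1.65078178e+01]), 'qvel': array([ 0.01406896, -0.00171443, -0.11295018, -0.01575443,  0.02766489,
       -0.03512555]), 'tau': array([ 9.52384798e-04, -5.82716453e+01,  2.93057477e+01,  6.99715421e+00,
        7.24798796e-03, -1.64380212e-04]), 'tool_pos': array([0.19991775, 0.64431539, 0.2911906 ]), 'orientation': array([ 1.79901792e+02, -1.06828899e-02, -1.72432320e+01]), 'force': array([0.72803164, 0.01829815, 0.29365423]), 'moment': array([-0.02943838,  0.00791853,  0.04639156]), 'opening': 0.08752131621269167}
0.0468
scene {'K': array([[481.53962126,   0.        , 314.62897153],
       [  0.        , 481.53962126, 239.29920266],
       [  0.        ,   0.        ,   1.        ]]), 'distortion': array([0.03061562, 0.        , 0.        , 0.        , 0.        ]), 'rvec': array([ 1.77886484,  1.47229681, -0.74195348]), 'tvec': array([-0.1508243 , -0.22421513,  1.70855322])}
top {'K': array([[462.16662509,   0.        , 318.54774182],
       [  0.        , 462.16662509, 241.91536052],
       [  0.        ,   0.        ,   1.        ]]), 'distortion': array([-0.04309594,  0.        ,  0.        ,  0.        ,  0.        ]), 'rvec': array([ 2.20443229, -2.17109582,  0.070614  ]), 'tvec': array([0.00961593, 0.58001433, 1.260977  ])}
```

The views show the wrench on the mat, with the ring at top (397,287) and the grip at (464,292). The cap is at top (279,237) and the can at (150,232). The robot base is at the bottom of the top view. Next I'll measure.

```bash
cat > h.py <<'E'
import numpy as np, cv2
from plant import ctrl
CM={n:ctrl.camera_model(n) for n in("scene","top")}
def ray(n,uv):
    c=CM[n]; p=cv2.undistortPoints(np.array(uv,float).reshape(-1,1,2),c["K"],c["distortion"]).reshape(-1,2)
    R=cv2.Rodrigues(c["rvec"])[0]; d=np.c_[p,np.ones(len(p))]@R; o=-R.T@c["tvec"]
    return o,d
def onz(n,uv,z):
    o,d=ray(n,uv); return o+d*((z-o[2])/d[:,2])[:,None]
def proj(n,P):
    c=CM[n]; return cv2.projectPoints(np.array(P,float).reshape(-1,1,3),c["rvec"],c["tvec"],c["K"],c["distortion"])[0].reshape(-1,2)
def tri(a,b):
    o1,d1=ray("top",[a]);o2,d2=ray("scene",[b]);d1=d1[0]/np.linalg.norm(d1);d2=d2[0]/np.linalg.norm(d2)
    s=np.linalg.lstsq(np.c_[d1,-d2],o2-o1,rcond=None)[0]; p,q=o1+s[0]*d1,o2+s[1]*d2
    return (p+q)/2,np.linalg.norm(p-q)
def crop(n,img,c,w,k,name):
    x,y=int(c[0]-w[0]/2),int(c[1]-w[1]/2)
    cv2.imwrite("pics/"+name,cv2.resize(img[y:y+w[1],x:x+w[0]],None,fx=k,fy=k,interpolation=cv2.INTER_CUBIC)); print(name,"origin",x,y,"scale",k)
E
python3 - <<'E'
from h import *
t=cv2.imread("pics/top0.png");s=cv2.imread("pics/scene0.png")
crop("top",t,(435,287),(150,90),5,"tw.png")
crop("top",t,(281,240),(90,70),8,"tc.png")
crop("scene",s,(347,250),(100,80),7,"sc.png")
crop("scene",s,(180,265),(160,70),5,"sw.png")
E
```

```text
tw.png origin 360 242 scale 5
tc.png origin 236 205 scale 8
sc.png origin 297 210 scale 7
sw.png origin 100 230 scale 5
```

Run:
```python
from h import *
t=cv2.imread("pics/top0.png");s=cv2.imread("pics/scene0.png")
def enh(i): return np.clip((i.astype(float)-15)*3.2,0,255).astype(np.uint8)
crop("top",enh(t),(279,239),(44,40),16,"tc2.png")
crop("scene",enh(s),(346,238),(44,36),16,"sc2.png")
# wrench
hsv=cv2.cvtColor(t,cv2.COLOR_BGR2HSV)
m=((hsv[...,2]>150)&(hsv[...,1]<60)).astype(np.uint8); r=np.zeros_like(m); r[255:320,370:500]=1; m*=r
cs,h=cv2.findContours(m,cv2.RETR_CCOMP,cv2.CHAIN_APPROX_NONE)
for c,hh in zip(cs,h[0]):
    if len(c)>5:
        M=cv2.moments(c); print(len(c),hh,cv2.boundingRect(c),M['m10']/max(M['m00'],1),M['m01']/max(M['m00'],1))
```

```text
tc2.png origin 257 219 scale 16
sc2.png origin 324 220 scale 16
29 [ 1 -1 -1 -1] (480, 291, 12, 7) 486.0976430976431 293.7407407407407
10 [ 2  0 -1 -1] (462, 291, 4, 3) 463.5 292.0
133 [-1  1  3 -1] (386, 277, 61, 21) 407.49461372730065 287.5293936595875
9 [ 4 -1 -1  2] (411, 286, 4, 5) 412.6274509803921 288.2156862745098
42 [-1  3 -1  2] (388, 279, 17, 16) 396.0457317073171 286.7835365853659
```

Run:
```python
from h import *
np.set_printoptions(precision=4,suppress=True)
T=lambda a:[257+(a[0]+.5)/16-.5,219+(a[1]+.5)/16-.5]
S=lambda a:[324+(a[0]+.5)/16-.5,220+(a[1]+.5)/16-.5]
print("tri hex",tri(T((342,300)),S((366,138))))
ct=np.array([T(a) for a in[(470,285),(420,410),(300,425),(215,320),(265,195),(400,175)]])
cs=np.array([S(a) for a in[(370,70),(475,112),(478,180),(365,208),(245,172),(265,88)]])
for n,c in(("top",ct),("scene",cs)):
    P=onz(n,c,.160)[:,:2]; m=P.mean(0); d=P-m
    a=np.degrees(np.arctan2(d[:,1],d[:,0])); print(n,m,np.linalg.norm(d,axis=1)*1e3,a,a%60)
mk=onz("top",[T((300,145))],.1365)[0]; print("mark top",mk)
mk2=onz("scene",[S((470,340))],.1365)[0]; print("mark scene",mk2)
# wrench ring
t=cv2.imread("pics/top0.png")
print("tri ring")
uv=[(396.05,286.78),(463.5,292.0),(486.1,293.7),(412.6,288.2),]
print(onz("top",uv,.024)); print(onz("top",uv,.017))
for z,p in ((.024,[(100+600/5,230+137/5),(100+245/5,230+148/5)]),): print("scene",onz("scene",p,z))
print(onz("top",[(360+20/5,242+55/5),(360+685/5,242+25/5),(360+708/5,242+375/5),(360+38/5,242+410/5)],.004))
```

```text
tri hex (array([0.5808, 0.1193, 0.1574]), np.float64(0.0008053345707039817))
top [0.5803 0.1182] [19.4357 20.397  20.2384 20.2331 20.6612 21.3025] [ -81.5533 -144.2826  161.1755   98.9547   37.9141  -22.291 ] [38.4467 35.7174 41.1755 38.9547 37.9141 37.709 ]
scene [0.5844 0.1187] [18.3271 18.3524 19.6169 18.4399 20.8837 19.8754] [ 164.2404  101.5665   44.9879  -14.5513  -74.956  -142.7707] [44.2404 41.5665 44.9879 45.4487 45.044  37.2293]
mark top [0.6066 0.1279 0.1365]
mark scene [0.6068 0.1304 0.1365]
tri ring
[[ 0.4593 -0.1962  0.024 ]
 [ 0.4474 -0.3825  0.024 ]
 [ 0.4435 -0.4453  0.024 ]
 [ 0.456  -0.2418  0.024 ]]
[[ 0.4591 -0.1974  0.017 ]
 [ 0.4472 -0.3847  0.017 ]
 [ 0.4432 -0.4479  0.017 ]
 [ 0.4558 -0.2432  0.017 ]]
scene [[ 0.4672 -0.1953  0.024 ]
 [ 0.4422 -0.3803  0.024 ]]
[[ 0.5516 -0.1092  0.004 ]
 [ 0.5741 -0.4845  0.004 ]
 [ 0.3783 -0.4962  0.004 ]
 [ 0.3546 -0.1211  0.004 ]]
```

```bash
cat >> h.py <<'E'
from scipy.spatial.transform import Rotation as Ro
def to(pos,yaw=None,o=None,verbose=True):
    o=o or ctrl.get_obs(); R=Ro.from_euler("xyz",o["orientation"],degrees=True)
    d=R.inv().apply(np.array(pos)-o["tool_pos"])
    w=np.zeros(3)
    if yaw is not None: w=(R.inv()*Ro.from_euler("xyz",[180,0,yaw],degrees=True)).as_rotvec()
    print("turn",np.round(w,3),"shift",np.round(d,4))
    return w,d
E
python3 - <<'E'
from h import *
np.set_printoptions(precision=4,suppress=True)
t=cv2.imread("pics/top0.png")
g=t.min(axis=2).astype(float)
k=(g[255:320,370:500]>135).astype(np.uint8)
# ring: columns 384..407
m=np.zeros(g.shape,np.uint8); m[274:300,383:408]=(g[274:300,383:408]>140)
c=max(cv2.findContours(m,cv2.RETR_EXTERNAL,cv2.CHAIN_APPROX_NONE)[0],key=len)
P=onz("top",c.reshape(-1,2),.020)[:,:2]
P=P[P[:,1]>-0.215] # away from neck
A=np.c_[2*P,np.ones(len(P))]; s=np.linalg.lstsq(A,(P**2).sum(1),rcond=None)[0]
print("ring circle",s[:2],np.sqrt(s[2]+s[0]**2+s[1]**2)*2)
ring=s[:2]
pin=onz("top",[(463.4,291.9)],.030)[0,:2]; print("pin",pin,np.linalg.norm(ring-pin),np.degrees(np.arctan2(*(ring-pin)[::-1])))
knob=onz("top",[(486.1,293.7)],.017+.008)[0,:2]; print("knob",knob,np.degrees(np.arctan2(*(ring-knob)[::-1])))
to([.45,.1,.30],-55);
E
```

```text
ring circle [ 0.4594 -0.197 ] 0.055619414902666864
pin [ 0.4479 -0.3803] 0.1837238423832532 86.42780671134304
knob [ 0.4436 -0.445 ] 86.35129376138869
turn [ 0.001 -0.001  0.659] shift [ 0.4002  0.4458 -0.008 ]
```

```bash
python3 -m creep '[[0,0,0.66,0.40,0.446,-0.02,1],[0,0,0.66,0.40,0.446,-0.02,1],[0,0,0.66,0.40,0.446,-0.02,1],[0,0,0.66,0.40,0.446,-0.02,1],[0,0,0.66,0.40,0.446,-0.02,1],[0,0,0.66,0.40,0.446,-0.02,1],[0,0,0.66,0.40,0.446,-0.02,1],[0,0,0.66,0.40,0.446,-0.02,1],[0,0,0.66,0.40,0.446,-0.02,1],[0,0,0.66,0.40,0.446,-0.02,1],[0,0,0.66,0.40,0.446,-0.02,1],[0,0,0.66,0.40,0.446,-0.02,1]]'
python3 - <<'E'
from h import *
o=ctrl.get_obs(); print(o["joint_pos"],o["force"]); to([.448,-.380,.17],-93.6)
E
```

```text
clock: 1.1
tool_pos: [0.4085, 0.1884, 0.3091]
orientation: [-180.0, 0.0, -55.0]
force: [1.7, 0.2, -0.1]
opening: 0.0876
[ 4.99929516e+01 -2.00196266e+00 -2.46504182e+01 -6.23115721e-03
 -6.73241950e+01 -1.50099547e+01] [ 1.67515982  0.23985118 -0.09479541]
turn [-0.     0.     0.673] shift [0.4884 0.2936 0.1388]
```

```bash
python3 -m creep '[[0,0,0.673,0.488,0.294,0.10,1],[0,0,0.673,0.488,0.294,0.10,1],[0,0,0.673,0.488,0.294,0.10,1],[0,0,0.673,0.488,0.294,0.10,1],[0,0,0.673,0.488,0.294,0.10,1],[0,0,0.673,0.488,0.294,0.10,1],[0,0,0.673,0.488,0.294,0.10,1],[0,0,0.673,0.488,0.294,0.10,1],[0,0,0.673,0.488,0.294,0.10,1],[0,0,0.673,0.488,0.294,0.14,1],[0,0,0.673,0.488,0.294,0.14,1],[0,0,0.673,0.488,0.294,0.14,1]]'; python3 -m creep '[[0,0,0.2,0.08,0.04,0.02,1]]' >/dev/null & wait
python3 - <<'E'
from h import *
o=ctrl.get_obs(); print(o["tool_pos"],o["orientation"],o["joint_pos"]); to([.448,-.380,.14],-93.6)
E
```

```text
clock: 2.1
tool_pos: [0.4409, -0.2969, 0.1994]
orientation: [-180.0, 0.0, -93.6]
force: [0.6, 1.0, 0.2]
opening: 0.0873
[ 0.42264364 -0.3325146   0.18915621] [ 1.79971906e+02 -2.80514831e-02 -1.00610539e+02] [-1.72793143e+01  1.30195460e+01 -2.46707572e+01  3.93185552e-02
 -5.23343492e+01  6.64473630e+00]
turn [ 0.001 -0.    -0.122] shift [ 0.042  -0.0337  0.0492]
```

```bash
python3 -m creep '[[0,0,-0.122,0.042,-0.034,0.045,1],[0,0,-0.122,0.042,-0.034,0.045,1],[0,0,-0.122,0.042,-0.034,0.045,1],[0,0,-0.122,0.042,-0.034,0.045,1]]'
python3 - <<'E'
from h import *
to([.448,-.380,.0725],-93.6)
t=ctrl.snapshot("top"); crop("top",t,(435,287),(150,90),5,"tw2.png")
E
```

```text
clock: 2.52
tool_pos: [0.4455, -0.3782, 0.1438]
orientation: [179.8, 0.1, -93.9]
force: [-0.6, 0.2, 0.4]
opening: 0.0878
turn [ 0.004  0.001 -0.005] shift [ 0.0017 -0.0029  0.0713]
tw2.png origin 360 242 scale 5
```

The arm hides the grip, but the ring is still visible at top (396,287), unmoved. I'll descend.

```bash
python3 -m creep '[[0.004,0.001,-0.005,0.002,-0.003,0.035,1],[0.004,0.001,-0.005,0.002,-0.003,0.055,1],[0.004,0.001,-0.005,0.002,-0.003,0.066,1],[0.004,0.001,-0.005,0.002,-0.003,0.070,1],[0.004,0.001,-0.005,0.002,-0.003,0.070,1]]'
python3 - <<'E'
from h import *
to([.448,-.380,.0725],-93.6)
s=ctrl.snapshot("scene"); crop("scene",s,(180,250),(160,110),5,"sw2.png")
E
```

```text
clock: 2.98
tool_pos: [0.4495, -0.3792, 0.0763]
orientation: [-179.8, -0.1, -93.4]
force: [-0.2, 0.2, 0.5]
opening: 0.0879
turn [-0.004 -0.001  0.003] shift [0.0009 0.0014 0.0038]
sw2.png origin 100 195 scale 5
```

The open fingers straddle the grip, about at the pin. I'll lower the last few millimetres and close.

```bash
python3 -m creep '[[-0.004,-0.001,0.003,0.001,0.0,0.003,1],[-0.004,-0.001,0.003,0.001,0.0,0.003,0],[-0.004,-0.001,0.003,0.001,0.0,0.003,0],[-0.004,-0.001,0.003,0.001,0.0,0.003,0],[-0.004,-0.001,0.003,0.001,0.0,0.003,0],[-0.004,-0.001,0.003,0.001,0.0,0.003,0],[-0.004,-0.001,0.003,0.001,0.0,0.003,0],[-0.004,-0.001,0.003,0.001,0.0,0.003,0]]'; python3 -c "
from h import *
o=ctrl.get_obs();print(o['tool_pos'],o['orientation'],o['force'],o['moment'],o['opening'])"
```

```text
clock: 3.7
tool_pos: [0.4493, -0.3808, 0.0731]
orientation: [-180.0, -0.0, -93.7]
force: [0.3, 0.9, -0.3]
opening: 0.0467
[ 0.44930705 -0.38077046  0.07305227] [-1.79997892e+02 -2.19500248e-03 -9.36667232e+01] [ 0.30290971  0.91376758 -0.34094392] [ 0.07774897 -0.06926728 -0.00355429] 0.046652144961953704
```

```bash
python3 -m creep '[[0,0,0,0,0,0,0],[0,0,0,0,0,0,0],[0,0,0,0,0,0,0],[0,0,0,0,0,0,0],[0,0,0,0,0,0,0]]'; python3 -c "
from h import *
o=ctrl.get_obs();print(o['tool_pos'],o['force'],o['moment'],o['opening'])"
```

```text
clock: 4.12
tool_pos: [0.4491, -0.3807, 0.073]
orientation: [180.0, 0.0, -93.7]
force: [-2.0, -0.1, 1.0]
opening: 0.0258
[ 0.44907856 -0.38072327  0.07296205] [-2.00859697 -0.06892462  1.01369303] [-0.02392986  0.35903261  0.05745082] 0.025768454084661052
```

```bash
python3 -m creep '[[0,0,0,0,0,-0.01,0],[0,0,0,0,0,-0.03,0],[0,0,0,0,0,-0.05,0],[0,0,0,0,0,-0.08,0],[0,0,0,0,0,-0.11,0],[0,0,0,0,0,-0.14,0],[0,0,0,0,0,-0.16,0],[0,0,0,0,0,-0.17,0],[0,0,0,0,0,-0.17,0]]'
python3 - <<'E'
from h import *
o=ctrl.get_obs();print(o['tool_pos'],o['force'],o['moment'],o['opening'])
s=ctrl.snapshot("scene"); crop("scene",s,(180,205),(160,110),5,"sw3.png")
t=ctrl.snapshot("top"); crop("top",t,(410,275),(150,110),5,"tw3.png")
E
```

```text
clock: 4.87
tool_pos: [0.45, -0.381, 0.2456]
orientation: [-179.8, -0.1, -93.7]
force: [1.5, -0.7, -5.6]
opening: 0.0258
[ 0.45002019 -0.38103217  0.24557409] [ 1.50899275 -0.68255995 -5.60629307] [-0.32611058 -0.13190493 -0.00096154] 0.025752722248026366
sw3.png origin 100 150 scale 5
tw3.png origin 335 220 scale 5
```

The wrench is held and looks level. The ring is at scene (213.4,211.4) and top (406.8,288.4). Next I'll check sag and work out the transfer.

Run:
```python
from h import *
np.set_printoptions(precision=4,suppress=True)
p,e=tri((335+359.5/5-.5,220+342/5-.5),(100+569/5-.5,150+307/5-.5)); print(p,e)
o=ctrl.get_obs(); psi=np.radians(o["orientation"][2]); print("tool",o["tool_pos"],o["orientation"])
# ring in tool frame
R=Ro.from_euler("xyz",o["orientation"],degrees=True); print("ring in tool",R.inv().apply(p-o["tool_pos"]))
yaw=-81.0
x=np.radians(yaw+180); c=np.array([.5805,.1185]); g=c-.185*np.array([np.cos(x),np.sin(x)]); print("grip goal",g)
to([g[0],g[1],.245],yaw)
```

```text
[ 0.4612 -0.1965  0.1686] 0.0014092331794515595
tool [ 0.4487 -0.3802  0.2419] [179.9445   0.0651 -93.69  ]
ring in tool [-0.184  -0.0007  0.0736]
grip goal [ 0.6094 -0.0642]
turn [ 0.001  0.001 -0.221] shift [-0.3257 -0.14   -0.0028]
```

Triangulation puts the ring about 18 mm low, a nose-down sag of roughly 6°. I'll transfer higher with a partly compensating pitch and then re-measure over the cap.

```bash
python3 -m creep '[[0,0,0,-0.01,-0.005,-0.02,0],[0,-0.05,-0.05,-0.04,-0.02,-0.03,0],[0,-0.1,-0.1,-0.08,-0.035,-0.03,0],[0,-0.1,-0.15,-0.12,-0.052,-0.03,0],[0,-0.1,-0.221,-0.16,-0.069,-0.03,0],[0,-0.1,-0.221,-0.20,-0.086,-0.03,0],[0,-0.1,-0.221,-0.235,-0.101,-0.03,0],[0,-0.1,-0.221,-0.27,-0.116,-0.03,0],[0,-0.1,-0.221,-0.295,-0.127,-0.03,0],[0,-0.1,-0.221,-0.315,-0.135,-0.03,0],[0,-0.1,-0.221,-0.325,-0.14,-0.03,0],[0,-0.1,-0.221,-0.325,-0.14,-0.03,0]]'
python3 - <<'E'
from h import *
o=ctrl.get_obs();print(o['tool_pos'],o['force'],o['moment'],o['opening'])
s=ctrl.snapshot("scene"); crop("scene",s,(330,215),(110,90),7,"sw4.png")
t=ctrl.snapshot("top"); crop("top",t,(285,245),(100,80),7,"tw4.png")
cv2.imwrite("pics/s4f.png",s);cv2.imwrite("pics/t4f.png",t)
E
```

```text
clock: 5.97
tool_pos: [0.61, -0.0632, 0.2702]
orientation: [-179.6, 5.7, -80.9]
force: [0.4, -0.5, -4.6]
opening: 0.0259
[ 0.61004449 -0.06321382  0.27024601] [ 0.39508331 -0.51064836 -4.60705026] [-0.80329029  0.00805904  0.01286342] 0.025914980284084767
sw4.png origin 275 170 scale 7
tw4.png origin 235 205 scale 7
```

The arm blocks the top view here. The scene view shows the ring, centre about (348,221), slightly above and beside the cap. I'll intersect its ray with the wrench's vertical plane, which is known from the tool pose.

```bash
cat >> h.py <<'E'
def tip(px,o,lat=0.0):
    "intersect scene ray with the tool's x-z plane (y=lat); give point in tool frame & world"
    R=Ro.from_euler("xyz",o["orientation"],degrees=True).as_matrix(); t=o["tool_pos"]
    c,d=ray("scene",px); n=R[:,1]; p0=t+lat*n
    W=np.array([c+k*((p0-c)@n)/(k@n) for k in d]); return W,(W-t)@R
E
python3 - <<'E'
from h import *
np.set_printoptions(precision=4,suppress=True)
o=ctrl.get_obs(); print(o["tool_pos"],o["orientation"]); print("cam",ray("scene",[(1,1)])[0],ray("top",[(1,1)])[0])
s=cv2.imread("pics/s4f.png"); g=s.min(axis=2)
crop("scene",np.clip((s.astype(float)-20)*1.6,0,255).astype(np.uint8),(348,226),(46,38),16,"sr4.png")
hsv=cv2.cvtColor(s,cv2.COLOR_BGR2HSV)
W,T=tip([(348.1,220.8),(348.1,219)],o); print(W,T)
print("cap hex top corner-centre in scene again",proj("scene",[[.5805,.1185,.160],[.5805,.1185,.144]]))
E
```

```text
[ 0.6091 -0.0653  0.271 ] [-179.5725    5.6899  -80.9459]
cam [ 1.5121 -0.1422  0.828 ] [0.4963 0.0168 1.2961]
sr4.png origin 325 207 scale 16
[[0.5799 0.1232 0.178 ]
 [0.5799 0.1229 0.1832]] [[-0.1806  0.      0.1115]
 [-0.1809  0.      0.1063]]
cap hex top corner-centre in scene again [[345.9445 227.2467]
 [345.6618 232.6052]]
```

Sag has grown: the ring is at tool z 0.111, against 0.056 if rigid. That is about 17° to the tool, or 12° nose-down in the world. I'll check whether it's still slipping.

```bash
python3 -m creep '[[0,0,0,0,0,0,0],[0,0,0,0,0,0,0],[0,0,0,0,0,0,0]]'
python3 - <<'E'
from h import *
np.set_printoptions(precision=4,suppress=True)
o=ctrl.get_obs(); print(o["moment"])
s=ctrl.snapshot("scene")
crop("scene",np.clip((s.astype(float)-20)*1.6,0,255).astype(np.uint8),(348,226),(46,38),16,"sr5.png")
E
```

```text
clock: 6.32
tool_pos: [0.6094, -0.0663, 0.2729]
orientation: [-179.4, 5.7, -81.0]
force: [-0.9, -0.2, -5.0]
opening: 0.0255
[-0.7485 -0.1438  0.0707]
sr5.png origin 325 207 scale 16
```

Slip has stopped; the ring only moved with the arm settling. I'll level the wrench by pitching the tool about the grip, slowly.

```bash
python3 - <<'E'
from h import *
np.set_printoptions(precision=4,suppress=True)
o=ctrl.get_obs(); W,T=tip([(325+350/16-.5,207+212/16-.5)],o); print(W,T)
sag=np.arcsin((T[0,2]-.0555)/.185); print("sag rel tool",np.degrees(sag))
E
python3 -m creep '[[0,-0.03,0,0.002,0,0,0],[0,-0.06,0,0.003,0,0,0],[0,-0.09,0,0.005,0,0,0],[0,-0.12,0,0.007,0,0,0],[0,-0.15,0,0.008,0,0.001,0],[0,-0.18,0,0.010,0,0.001,0],[0,-0.2,0,0.011,0,0.001,0],[0,-0.2,0,0.011,0,0.001,0],[0,-0.2,0,0.011,0,0.001,0]]'
python3 - <<'E'
from h import *
np.set_printoptions(precision=4,suppress=True)
o=ctrl.get_obs(); print(o["moment"],o["tool_pos"])
s=ctrl.snapshot("scene"); cv2.imwrite("pics/s6f.png",s)
crop("scene",np.clip((s.astype(float)-20)*1.6,0,255).astype(np.uint8),(335,220),(72,54),11,"sr6.png")
E
```

```text
[[0.5816 0.1183 0.1827]] [[-0.1767 -0.      0.1084]]
sag rel tool 16.605403807846375
clock: 7.12
tool_pos: [0.6116, -0.0768, 0.2709]
orientation: [-179.3, 17.1, -80.9]
force: [-0.7, -0.4, -4.3]
opening: 0.0256
[-1.8103 -0.2855 -0.0237] [ 0.6116 -0.0768  0.2709]
sr6.png origin 299 193 scale 11
```

Run:
```python
from h import *
np.set_printoptions(precision=4,suppress=True)
o=ctrl.get_obs(); W,T=tip([(299+555/11-.5,193+151/11-.5),(299+350/11-.5,193+145/11-.5)],o); print(W,T)
# block top hole (pivot at x=-45, 13mm up) second
sag=np.arcsin((T[0,2]-.0555)/.185); print("sag rel tool",np.degrees(sag))
a=W[0]-W[1]; print("ring-pivot top dz,dxy",a, np.degrees(np.arctan2(a[2]+.013,np.hypot(*a[:2]))))
```

```text
[[0.5807 0.1231 0.2199]
 [0.5879 0.0761 0.2313]] [[-0.178  -0.      0.1081]
 [-0.1359 -0.      0.0833]]
sag rel tool 16.526332114274876
ring-pivot top dz,dxy [-0.0073  0.0469 -0.0114] 1.9476111906619278
```

The wrench is now level within about 1.5°. The ring is at (0.5807, 0.1231, 0.220) and the cap at about (0.580, 0.1187), so I'll shift by the difference and descend to just above the hexagon.

Run:
```python
from h import *
o=ctrl.get_obs(); to(o["tool_pos"]+np.array([-.0007,-.0044,-.047]))
```

```text
turn [0. 0. 0.] shift [0.0179 0.0019 0.0437]
```

```bash
python3 -m creep '[[0,0,0,0.002,0.001,0.005,0],[0,0,0,0.006,0.002,0.014,0],[0,0,0,0.010,0.002,0.024,0],[0,0,0,0.014,0.002,0.034,0],[0,0,0,0.017,0.002,0.041,0],[0,0,0,0.018,0.002,0.044,0],[0,0,0,0.018,0.002,0.044,0],[0,0,0,0.018,0.002,0.044,0]]'
python3 - <<'E'
from h import *
np.set_printoptions(precision=4,suppress=True)
o=ctrl.get_obs(); print(o["moment"],o["tool_pos"])
s=ctrl.snapshot("scene"); cv2.imwrite("pics/s7f.png",s)
crop("scene",np.clip((s.astype(float)-10)*2.2,0,255).astype(np.uint8),(342,226),(54,42),14,"sr7.png")
E
```

```text
clock: 7.83
tool_pos: [0.6108, -0.0805, 0.2233]
orientation: [-179.4, 17.1, -80.8]
force: [-0.4, -0.4, -4.6]
opening: 0.0261
[-1.7056 -0.3426 -0.011 ] [ 0.6108 -0.0805  0.2233]
sr7.png origin 315 205 scale 14
```

The ring is nearly concentric in the image: centre col ~443 in the crop, against ~449 expected. I'll shift 0.8 mm in +y and lower in small steps, watching force.

```bash
python3 -m creep '[[0,0,0,-0.0008,0,0.0,0],[0,0,0,-0.0002,0,0.002,0],[0,0,0,0.0004,0,0.004,0],[0,0,0,0.001,0,0.006,0],[0,0,0,0.001,0,0.006,0]]';python3 -m creep '[[0,0,0,0.0006,0,0.002,0],[0,0,0,0.0006,0,0.002,0]]'
```

```text
clock: 8.3
tool_pos: [0.6108, -0.0797, 0.2177]
orientation: [-179.3, 17.1, -80.8]
force: [0.0, -1.2, -0.7]
opening: 0.0259
clock: 8.47
tool_pos: [0.6108, -0.0797, 0.2155]
orientation: [-179.3, 17.1, -80.8]
force: [0.8, -0.9, -1.2]
opening: 0.0257
```

```bash
cat > look.py <<'E'
from h import *
import sys
n,cx,cy,w,h,k,name,gain=sys.argv[1],*map(int,sys.argv[2:7]),sys.argv[7],float(sys.argv[8])
s=ctrl.snapshot(n); cv2.imwrite("pics/full_"+name,s)
crop(n,np.clip((s.astype(float)-10)*gain,0,255).astype(np.uint8),(cx,cy),(w,h),k,name)
o=ctrl.get_obs(); print(o["tool_pos"].round(4),o["orientation"].round(2),o["force"].round(2),o["moment"].round(3),o["clock"])
E
python3 look.py scene 342 226 54 42 14 sr8.png 1.5
```

```text
sr8.png origin 315 205 scale 14
[ 0.6108 -0.0797  0.2156] [-179.31   17.14  -80.83] [ 1.52 -0.26 -1.21] [-0.854 -0.258 -0.067] 8.5167
```

Run:
```python
from h import *
np.set_printoptions(precision=4,suppress=True)
print(onz("scene",[(315+441/14-.5,205+269/14-.5)],.167), onz("scene",[(346.4,228.2)],.160))
s0=cv2.imread("pics/scene0.png")
# hex-top far corner now, vs ring hole far corner bottom / near
for nm,p,z in (("hex far corner now",(453,266),.160),("ring hole far corner bottom",(447,236),.160),("ring hole far corner top",(440,168),.174),("hole near corner top",(450,310),.174)):
    print(nm,onz("scene",[(315+p[0]/14-.5,205+p[1]/14-.5)],z))
```

```text
[[0.5756 0.1195 0.167 ]] [[0.5847 0.1186 0.16  ]]
hex far corner now [[0.5652 0.1246 0.16  ]]
ring hole far corner bottom [[0.5558 0.1258 0.16  ]]
ring hole far corner top [[0.5549 0.1242 0.174 ]]
hole near corner top [[0.5979 0.1153 0.174 ]]
```

Run:
```python
from h import *
np.set_printoptions(precision=4,suppress=True)
P=lambda p:(315+p[0]/14-.5,205+p[1]/14-.5)
for z in(.167,.170):
  r=(onz("scene",[P((440,168))],z+.007)[0]+onz("scene",[P((450,310))],z+.007)[0])/2
  for dz in (0,-.0015):
    h=onz("scene",[P((195,266))],z+.013+dz)[0]; d=r-h
    print(z,dz,r,h,np.linalg.norm(d[:2]),np.degrees(np.arctan2(d[1],d[0])))
o=ctrl.get_obs(); r0=Ro.from_euler("xyz",o["orientation"],degrees=True).apply([0,0,.056])+o["tool_pos"]; print("grip pt",r0)
```

```text
0.167 0 [0.5764 0.1197 0.174 ] [0.5855 0.0733 0.18  ] 0.047284600409813145 101.11312148985364
0.167 -0.0015 [0.5764 0.1197 0.174 ] [0.5833 0.0738 0.1785] 0.046425113694898115 98.63361433274709
0.17 0 [0.5807 0.1185 0.177 ] [0.5898 0.0723 0.183 ] 0.04708428411375963 101.15796539440475
0.17 -0.0015 [0.5807 0.1185 0.177 ] [0.5876 0.0728 0.1815] 0.04622338482982289 98.66850792161085
grip pt [ 0.6089 -0.0633  0.1621]
```

Run:
```python
from h import *
a=cv2.imread("pics/full_sr8.png");b=cv2.imread("pics/scene0.png")
def e(i): 
    f=np.clip(i.astype(float)/110,0,1)**.6*255
    return cv2.resize(f.astype(np.uint8)[210:250,325:370],None,fx=8,fy=8,interpolation=cv2.INTER_CUBIC)
cv2.imwrite("pics/cmp8.png",np.hstack([e(a),e(b)]))
```

```text
(no output)
```

Both readings suggest the ring sits roughly 6–8 mm toward −x of the cap and rests on the hexagon's front, with the wrench yawed about 2° in the grip. I'll raise 5 mm, swing it back about 2° clockwise and look again.

```bash
python3 -m creep '[[0,0,0,-0.0008,0,-0.0025,0],[0,0,0,-0.0015,0,-0.005,0],[0.005,0,0.018,-0.0011,0,-0.005,0],[0.011,0,0.036,-0.0007,0,-0.005,0],[0.011,0,0.036,-0.0007,0,-0.005,0],[0.011,0,0.036,-0.0007,0,-0.005,0]]'; python3 look.py scene 342 226 54 42 14 sr9.png 1.5
```

```text
clock: 9.02
tool_pos: [0.6105, -0.0805, 0.2202]
orientation: [-179.4, 17.2, -83.0]
force: [-0.7, 0.4, -4.2]
opening: 0.0257
sr9.png origin 315 205 scale 14
[ 0.6106 -0.0805  0.2203] [-179.37   17.17  -83.  ] [-0.24  0.23 -4.86] [-1.677 -0.195  0.006] 9.0667
```

The ring has moved about 8 mm toward +x and, lowered onto the hexagon, should now be concentric. The column is about 5 crop px right, so I'll shift −0.6 mm in y and descend while feeling.

```bash
python3 -m creep '[[0,0,0,0.001,0,0.0018,0],[0,0,0,0.0016,0,0.0035,0],[0,0,0,0.002,0,0.005,0],[0,0,0,0.002,0,0.005,0]]';python3 -m creep '[[0,0,0,0.0006,0,0.002,0],[0,0,0,0.0006,0,0.002,0]]';python3 -m creep '[[0,0,0,0.0006,0,0.002,0],[0,0,0,0.0006,0,0.002,0]]'; python3 look.py scene 342 226 54 42 14 sr10.png 1.5
```

```text
clock: 9.4
tool_pos: [0.6109, -0.081, 0.215]
orientation: [-179.3, 17.2, -83.0]
force: [-0.0, -1.3, -1.4]
opening: 0.0255
clock: 9.57
tool_pos: [0.611, -0.081, 0.2129]
orientation: [-179.3, 17.2, -83.0]
force: [0.9, -2.4, -1.5]
opening: 0.0258
clock: 9.73
tool_pos: [0.6109, -0.081, 0.2107]
orientation: [-179.3, 17.2, -83.0]
force: [1.2, -1.3, -0.9]
opening: 0.0257
sr10.png origin 315 205 scale 14
[ 0.611  -0.0809  0.2108] [-179.34   17.16  -83.  ] [ 0.1  -1.06 -0.8 ] [-1.236 -0.179 -0.043] 9.7833
```

The ring is now nearly over the hexagon. Wood is visible only at the far right, around (520,280) in the crop, so it needs about 2 mm +x and 1 mm −y. I'll ease off the pressure and slide in light contact.

```bash
python3 -m creep '[[0,0,0,-0.0009,0,-0.003,0],[0,0,0,0.0,-0.001,-0.0033,0],[0,0,0,0.0,-0.002,-0.0033,0],[0,0,0,0.0,-0.0025,-0.0033,0],[0,0,0,0.0,-0.0025,-0.0033,0]]'; python3 look.py scene 342 226 54 42 14 sr11.png 1.5
```

```text
clock: 10.2
tool_pos: [0.6134, -0.0814, 0.2137]
orientation: [-179.4, 17.2, -83.0]
force: [-0.6, 0.2, -4.4]
opening: 0.0258
sr11.png origin 315 205 scale 14
[ 0.6134 -0.0814  0.2137] [-179.38   17.17  -82.99] [-0.68 -0.41 -5.3 ] [-1.705 -0.193  0.052] 10.25
```

```bash
python3 -m creep '[[0,0,0,0.0011,0,0.002,0],[0,0,0,0.0017,0,0.004,0],[0,0,0,0.0017,0,0.004,0]]';python3 -m creep '[[0,0,0,0.0006,0,0.002,0],[0,0,0,0.0006,0,0.002,0]]'; python3 look.py scene 342 226 54 42 14 sr12.png 1.5
```

```text
clock: 10.5
tool_pos: [0.6135, -0.082, 0.2095]
orientation: [-179.4, 17.2, -83.0]
force: [-0.3, 0.2, -0.6]
opening: 0.0258
clock: 10.67
tool_pos: [0.6136, -0.0819, 0.2076]
orientation: [-179.3, 17.2, -83.0]
force: [0.4, -0.3, -1.4]
opening: 0.0257
sr12.png origin 315 205 scale 14
[ 0.6136 -0.0819  0.2077] [-179.34   17.17  -82.99] [ 0.45 -0.2  -1.06] [-0.782 -0.061  0.047] 10.7167
```

The ring now rests on the hexagon with no wood showing. Its centre is at col ~444 against ~449, so about 0.9 mm too far in −y. I'll nudge in light contact and watch for the drop.

```bash
python3 -m creep '[[0,0,0,-0.0008,0,0.0002,0],[0,0,0,-0.0008,0,0.0002,0]]';python3 -m creep '[[0,0,0,0,-0.001,0,0],[0,0,0,0,-0.001,0,0]]';python3 -m creep '[[0,0,0,0,-0.001,0,0],[0,0,0,0,-0.001,0,0]]'; python3 look.py scene 342 226 54 42 14 sr13.png 1.5
```

```text
clock: 10.88
tool_pos: [0.6137, -0.0816, 0.208]
orientation: [-179.3, 17.1, -83.0]
force: [-0.3, -2.5, -1.5]
opening: 0.0255
clock: 11.05
tool_pos: [0.6147, -0.0813, 0.2078]
orientation: [-179.3, 17.1, -83.0]
force: [0.5, -3.6, -1.2]
opening: 0.0257
clock: 11.22
tool_pos: [0.6157, -0.0811, 0.2078]
orientation: [-179.3, 17.1, -83.0]
force: [0.4, -4.0, -2.5]
opening: 0.0258
sr13.png origin 315 205 scale 14
[ 0.6156 -0.081   0.2077] [-179.34   17.15  -82.99] [ 0.17 -3.56 -1.19] [-2.033 -0.197  0.038] 11.2667
```

The force resists +y, and the grip has gone about 10 mm low, so the wrench is nose-up roughly 3° with the handle side already engaged. I'll level it by rotating about the ring with the nose down.

```bash
python3 -m creep '[[0,0.015,0,-0.001,0,-0.0026,0],[0,0.03,0,-0.0025,0,-0.0052,0],[0,0.045,0,-0.004,0,-0.0078,0],[0,0.055,0,-0.0051,0,-0.0098,0],[0,0.055,0,-0.0051,0,-0.0098,0]]'; python3 look.py scene 342 226 54 42 14 sr14.png 1.5
```

```text
clock: 11.68
tool_pos: [0.6151, -0.0781, 0.2194]
orientation: [-179.3, 14.0, -82.9]
force: [0.5, -0.1, -2.6]
opening: 0.0262
sr14.png origin 315 205 scale 14
[ 0.6151 -0.0782  0.219 ] [-179.32   14.    -82.95] [ 1.   -0.47 -2.12] [-1.006 -0.191 -0.057] 11.7333
```

The ring is level and centred (col ~451 against 449, front edge 428 against 425). I'll press down gently.

```bash
python3 -m creep '[[0,0,0,0.0005,0,0.002,0],[0,0,0,0.0005,0,0.002,0]]';python3 -m creep '[[0,0,0,0.0005,0,0.002,0],[0,0,0,0.0005,0,0.002,0]]'; python3 look.py scene 342 226 54 42 14 sr15.png 1.5
```

```text
clock: 11.9
tool_pos: [0.6149, -0.0785, 0.2161]
orientation: [-179.4, 14.1, -83.0]
force: [-0.1, 0.4, -1.2]
opening: 0.0259
clock: 12.07
tool_pos: [0.615, -0.0788, 0.2139]
orientation: [-179.4, 14.0, -83.1]
force: [0.2, 1.1, -1.5]
opening: 0.0259
sr15.png origin 315 205 scale 14
[ 0.615  -0.0789  0.214 ] [-179.4    14.04  -83.06] [-1.09  1.08 -1.78] [-0.121  0.108 -0.008] 12.1167
```

```bash
python3 -m creep '[[0,0,0,0,0.001,0,0],[0,0,0,0,0.001,0,0]]'; python3 -m creep '[[0,0,0,0,0.001,0,0],[0,0,0,0,0.001,0,0]]'; python3 -m creep '[[0,0,0,0,0.001,0,0],[0,0,0,0,0.001,0,0]]';python3 look.py scene 342 226 54 42 14 sr16.png 1.5
```

```text
clock: 12.28
tool_pos: [0.6141, -0.0791, 0.2144]
orientation: [-179.4, 14.0, -83.0]
force: [-0.6, 0.2, -1.1]
opening: 0.0253
clock: 12.45
tool_pos: [0.6131, -0.0793, 0.2145]
orientation: [-179.4, 14.0, -83.0]
force: [-0.5, 0.5, -1.4]
opening: 0.0258
clock: 12.62
tool_pos: [0.6121, -0.0795, 0.2145]
orientation: [-179.4, 14.0, -83.0]
force: [-0.3, -1.1, -1.4]
opening: 0.0258
sr16.png origin 315 205 scale 14
[ 0.6122 -0.0795  0.2145] [-179.35   14.    -83.03] [ 0.05 -0.48 -1.34] [-0.833 -0.153 -0.054] 12.6667
```

Run:
```python
from h import *
a=cv2.imread("pics/full_sr16.png");b=cv2.imread("pics/scene0.png");c=cv2.imread("pics/full_sr14.png")
def e(i,lo,hi,y0):
    f=np.clip((i.astype(float)-lo)/(hi-lo),0,1)*255
    return cv2.resize(f.astype(np.uint8)[y0:y0+18,334:360],None,fx=30,fy=30,interpolation=cv2.INTER_LANCZOS4)
cv2.imwrite("pics/z16.png",e(a,60,190,216)); cv2.imwrite("pics/z0.png",e(b,20,80,221))
```

```text
(no output)
```

Comparing hexagon and hole corners, the hexagon's corners sit about 41–44° (mod 60) and the wrench is about 95–97° (35–37° mod 60). A yaw misfit is therefore blocking the drop. I'll swing the handle counter-clockwise about the ring in light contact.

```bash
python3 -m creep '[[-0.005,0,-0.0194,0,-0.004,0,0],[-0.0095,0,-0.0388,0,-0.008,0,0],[-0.0095,0,-0.0388,0,-0.008,0,0]]'; python3 -m creep '[[-0.005,0,-0.0194,0,-0.004,0,0],[-0.0095,0,-0.0388,0,-0.008,0,0],[-0.0095,0,-0.0388,0,-0.008,0,0]]'; python3 look.py scene 342 226 54 42 14 sr17.png 1.5
```

```text
clock: 12.92
tool_pos: [0.6209, -0.0782, 0.2143]
orientation: [-179.4, 14.0, -80.6]
force: [0.0, -0.2, -2.1]
opening: 0.0256
clock: 13.17
tool_pos: [0.6288, -0.0769, 0.2143]
orientation: [-179.3, 14.0, -78.3]
force: [0.6, -0.4, -1.4]
opening: 0.0257
sr17.png origin 315 205 scale 14
[ 0.6285 -0.077   0.2143] [-179.35   13.95  -78.4 ] [-0.71  0.37 -0.37] [-0.666  0.039  0.019] 13.2167
```

```bash
python3 -m creep '[[0,0,0,-0.0006,0,0,0],[0,0,0,-0.0012,0,0.0005,0],[0,0,0,-0.0012,0,0.0005,0]]'; python3 -m creep '[[0,0,0,0,-0.001,0.0003,0],[0,0,0,0,-0.001,0.0003,0]]';  python3 -m creep '[[0,0,0,0,-0.001,0.0003,0],[0,0,0,0,-0.001,0.0003,0]]'; python3 look.py scene 342 226 54 42 14 sr18.png 1.5
```

```text
clock: 13.47
tool_pos: [0.6278, -0.076, 0.2145]
orientation: [-179.3, 13.9, -78.5]
force: [0.9, -1.7, -1.0]
opening: 0.0258
clock: 13.63
tool_pos: [0.6288, -0.0757, 0.2143]
orientation: [-179.3, 13.9, -78.4]
force: [-0.1, -1.7, -1.5]
opening: 0.0258
clock: 13.8
tool_pos: [0.6298, -0.0753, 0.2139]
orientation: [-179.3, 14.0, -78.4]
force: [0.2, -2.0, -0.8]
opening: 0.0256
sr18.png origin 315 205 scale 14
[ 0.6298 -0.0754  0.2139] [-179.33   13.96  -78.45] [ 0.71 -1.27 -1.11] [-1.116 -0.091  0.057] 13.85
```

Laterally centred now, with equal wood specks left and right. They indicate the ring is still slightly to −x. I'll level 1° more, shift +x 1.5 mm and press.

```bash
python3 -m creep '[[0,0.01,0,-0.0012,0,-0.0025,0],[0,0.02,0,-0.0025,-0.0008,-0.005,0],[0,0.02,0,-0.0025,-0.0015,-0.005,0],[0,0.02,0,-0.0022,-0.0015,-0.0036,0],[0,0.02,0,-0.0022,-0.0015,-0.0036,0]]'; python3 -m creep '[[0,0,0,0.0004,0,0.0015,0],[0,0,0,0.0004,0,0.0015,0]]';  python3 -m creep '[[0,0,0,0.0004,0,0.0015,0],[0,0,0,0.0004,0,0.0015,0]]'; python3 look.py scene 342 226 54 42 14 sr19.png 1.5
```

```text
clock: 14.27
tool_pos: [0.6309, -0.0734, 0.2177]
orientation: [-179.3, 12.8, -78.4]
force: [0.8, -0.2, -1.0]
opening: 0.0258
clock: 14.43
tool_pos: [0.6308, -0.0735, 0.2161]
orientation: [-179.4, 12.8, -78.5]
force: [-1.2, 0.9, -0.3]
opening: 0.0257
clock: 14.6
tool_pos: [0.6309, -0.0737, 0.2145]
orientation: [-179.4, 12.8, -78.5]
force: [0.7, 0.4, -1.6]
opening: 0.0258
sr19.png origin 315 205 scale 14
[ 0.6309 -0.0737  0.2146] [-179.35   12.84  -78.47] [-0.32  1.77 -0.9 ] [-0.075  0.005 -0.048] 14.65
```

No drop yet. I'll switch to a hooking approach: tilt the nose about 6° down, set the nose-side corner over the hexagon's far (+y) corner, and pull toward the handle so the corner V centres and aligns it. Then I'll lower the handle side.

```bash
python3 -m creep '[[0,0,0,-0.001,0,-0.004,0],[0,0.03,0,-0.006,0,-0.011,0],[0,0.06,0,-0.010,0,-0.016,0],[0,0.09,0,-0.0135,0,-0.0205,0],[0,0.12,0,-0.017,0,-0.025,0],[0,0.14,0,-0.0195,0,-0.028,0],[0,0.14,0,-0.0195,0,-0.028,0],[0,0.14,0,-0.0195,0,-0.028,0]]'; python3 look.py scene 342 226 54 42 14 sr20.png 1.5
```

```text
clock: 15.32
tool_pos: [0.6278, -0.061, 0.2464]
orientation: [-179.4, 4.8, -78.5]
force: [-0.3, -0.1, -5.2]
opening: 0.0258
sr20.png origin 315 205 scale 14
[ 0.6278 -0.0613  0.2461] [-179.39    4.84  -78.54] [ 0.16  0.15 -4.19] [-0.64  -0.132  0.038] 15.3667
```

```bash
python3 -m creep '[[0,0,0,0.0002,0,0.002,0],[0,0,0,0.0004,0,0.004,0],[0,0,0,0.0004,0,0.004,0]]';python3 -m creep '[[0,0,0,0.0001,0,0.001,0],[0,0,0,0.0001,0,0.001,0]]'; python3 look.py scene 342 226 54 42 14 sr21.png 1.5
```

```text
clock: 15.62
tool_pos: [0.628, -0.0617, 0.2418]
orientation: [-179.4, 4.8, -78.6]
force: [-0.1, 0.7, -2.0]
opening: 0.0258
clock: 15.78
tool_pos: [0.6282, -0.0616, 0.2413]
orientation: [-179.4, 4.8, -78.6]
force: [-1.2, 0.6, -1.5]
opening: 0.0259
sr21.png origin 315 205 scale 14
[ 0.6282 -0.0615  0.2414] [-179.35    4.8   -78.57] [-1.31  1.32 -1.02] [0.259 0.251 0.025] 15.8333
```

The ring's near wall is resting on the hexagon, with wood visible on the far right. I'll lift 2 mm, shift +x 3 mm and lower again.

```bash
python3 -m creep '[[0,0,0,0,0,-0.002,0],[0,0,0,-0.0001,-0.0015,-0.002,0],[0,0,0,-0.0002,-0.003,-0.002,0],[0,0,0,-0.0001,-0.003,0,0],[0,0,0,0,-0.003,0.001,0],[0,0,0,0,-0.003,0.001,0]]';python3 look.py scene 342 226 54 42 14 sr22.png 1.5
```

```text
clock: 16.33
tool_pos: [0.6312, -0.0607, 0.2403]
orientation: [-179.4, 4.8, -78.6]
force: [0.7, -0.1, -1.3]
opening: 0.0259
sr22.png origin 315 205 scale 14
[ 0.6312 -0.0607  0.2404] [-179.35    4.8   -78.55] [-0.28  0.73 -1.39] [ 0.126  0.096 -0.026] 16.3833
```

The ring isn't following. I need an unambiguous measurement, so I'll lift off and move 0.18 m in −y, where the top camera sees the ring unobstructed. There I can measure the ring's pose in the tool frame, with the top camera bias common to the cap.

Run:
```python
from h import *
o=ctrl.get_obs(); to(o["tool_pos"]+np.array([0,0,.03])); to(o["tool_pos"]+np.array([-.02,-.18,.03]))
```

```text
turn [0. 0. 0.] shift [-0.0025 -0.0003 -0.0299]
turn [0. 0. 0.] shift [ 0.1693  0.0548 -0.0449]
```

```bash
python3 -m creep '[[0,0,0,-0.001,0,-0.008,0],[0,-0.02,0,-0.002,0,-0.02,0],[0,-0.04,0,0.004,0.002,-0.028,0],[0,-0.06,0,0.02,0.007,-0.032,0],[0,-0.08,0,0.045,0.015,-0.035,0],[0,-0.08,0,0.075,0.025,-0.038,0],[0,-0.08,0,0.105,0.034,-0.040,0],[0,-0.08,0,0.13,0.042,-0.042,0],[0,-0.08,0,0.15,0.049,-0.044,0],[0,-0.08,0,0.164,0.053,-0.045,0],[0,-0.08,0,0.169,0.055,-0.045,0],[0,-0.08,0,0.169,0.055,-0.045,0]]'
python3 - <<'E'
from h import *
o=ctrl.get_obs();print(o["tool_pos"],o["orientation"],o["force"])
t=ctrl.snapshot("top");s=ctrl.snapshot("scene");cv2.imwrite("pics/t23.png",t);cv2.imwrite("pics/s23.png",s)
g=lambda i:np.clip((i.astype(float)-10)*1.3,0,255).astype(np.uint8)
print(proj("top",[[.56,-.06,.2]]),proj("scene",[[.56,-.06,.2]]))
u=proj("top",[[.56,-.06,.2]])[0];v=proj("scene",[[.56,-.06,.2]])[0]
crop("top",g(t),u,(80,60),10,"tz23.png");crop("scene",g(s),v,(80,60),10,"sz23.png")
E
```

```text
clock: 17.38
tool_pos: [0.6106, -0.2415, 0.2703]
orientation: [-179.4, 9.4, -78.6]
force: [-0.2, 0.3, -5.1]
opening: 0.0257
[ 0.61062807 -0.24154108  0.27032289] [-179.37425241    9.37801592  -78.59182207] [-0.17773795  0.31407163 -5.08326953]
[[351.41365338 245.75839466]] [[271.14312287 216.31425689]]
tz23.png origin 311 215 scale 10
sz23.png origin 231 186 scale 10
```

Top view shows the ring clearly, outer circle about (385,292) in the crop with the hole corner at (302,305). I'll fit it.

Run:
```python
from h import *
np.set_printoptions(precision=4,suppress=True)
t=cv2.imread("pics/t23.png"); hsv=cv2.cvtColor(t,cv2.COLOR_BGR2HSV)
big=cv2.resize(t[215:275,311:391],None,fx=10,fy=10,interpolation=cv2.INTER_CUBIC); h=cv2.cvtColor(big,cv2.COLOR_BGR2HSV)
m=((h[...,1]<75)&(h[...,2]>85)).astype(np.uint8); m[:,430:]=0; m[:,:230]=0
c=max(cv2.findContours(m,cv2.RETR_EXTERNAL,cv2.CHAIN_APPROX_NONE)[0],key=cv2.contourArea).reshape(-1,2)
# outer pts: beyond radius
out=np.array([p for p in c if np.hypot(p[0]-385,p[1]-292)>105 and p[0]<425]); inn=np.array([p for p in c if np.hypot(p[0]-385,p[1]-292)<98 and p[0]<405])
px=lambda q:np.c_[311+(q[:,0]+.5)/10-.5,215+(q[:,1]+.5)/10-.5]
def circ(P):
    s=np.linalg.lstsq(np.c_[2*P,np.ones(len(P))],(P**2).sum(1),rcond=None)[0]; return s[:2],np.sqrt(s[2]+s@np.r_[s[:2],0])
co,ro=circ(px(out)); print("outer circle px",co,ro)
o=ctrl.get_obs()
ap=cv2.approxPolyDP(inn.reshape(-1,1,2),6,False).reshape(-1,2); print("inner poly",ap.tolist())
# scene centre: outer ellipse extents: x 330?-560, y 212-383
sc=(231+(445+.5)/10-.5,186+(298+.5)/10-.5)
p,e=tri(co,sc); print("ring mid tri",p,e)
for z in (.19,.2,.21):
    P=onz("top",px(out),z)[:,:2]; print(z,circ(P))
R=Ro.from_euler("xyz",o["orientation"],degrees=True); print("in tool",R.inv().apply(p-o["tool_pos"]))
G=o["tool_pos"]+R.apply([0,0,.0555]); d=p-G; print("G",G,"len",np.linalg.norm(d),"yaw",np.degrees(np.arctan2(d[1],d[0])),"pitch",np.degrees(np.arcsin(d[2]/np.linalg.norm(d))))
```

```text
outer circle px [348.9364 243.8802] 12.051556194312385
inner poly [[404, 370], [354, 374], [300, 312], [327, 230], [404, 212]]
ring mid tri [ 0.5643 -0.0524  0.2046] 0.002703580930301579
0.19 (array([ 0.565 , -0.0548]), np.float64(0.02895986629889465))
0.2 (array([ 0.5644, -0.0541]), np.float64(0.028698058036607247))
0.21 (array([ 0.5638, -0.0535]), np.float64(0.02843624977431531))
in tool [-0.1796  0.0094  0.0964]
G [ 0.6097 -0.2309  0.2157] len 0.18448642598629814 yaw 104.29707634091193 pitch -3.4555899233187395
```

Run:
```python
from h import *
np.set_printoptions(precision=4,suppress=True)
px=lambda q,o,k:np.c_[o[0]+(np.array(q)[:,0]+.5)/k-.5,o[1]+(np.array(q)[:,1]+.5)/k-.5]
P=onz("top",px([[404,370],[354,374],[300,312],[327,230],[404,212]],(311,215),10),.211)[:,:2]
for a,b in zip(P[:-1],P[1:]):
    d=b-a; an=np.degrees(np.arctan2(d[1],d[0])); print("ring edge",np.linalg.norm(d)*1e3,an%60)
# cap hex top-face edges in top0 (corner at x => edges at 30 mod 60 ... corner yaw = edge+30)
t=cv2.imread("pics/top0.png")
z=np.clip((t.astype(float)-25)/(75-25),0,1)*255
cv2.imwrite("pics/zc.png",cv2.resize(z.astype(np.uint8)[224:252,262:296],None,fx=22,fy=22,interpolation=cv2.INTER_LANCZOS4))
```

```text
ring edge 11.796006813630395 35.44052394411699
ring edge 19.312258238511244 41.78789386660876
ring edge 20.376394589363063 42.511328147990014
ring edge 18.648555685236595 44.05382465333385
```

Run:
```python
from h import *
np.set_printoptions(precision=4,suppress=True)
px=lambda q:np.c_[262+(np.array(q)[:,0]+.5)/22-.5,224+(np.array(q)[:,1]+.5)/22-.5]
L=[]
for a,b in (((530,275),(478,435)),((180,335),(300,455)),((310,455),(470,440)),((180,335),(165,350))):
    P=onz("top",px([a,b]),.160)[:,:2]; d=P[1]-P[0]; print(np.linalg.norm(d)*1e3,np.degrees(np.arctan2(d[1],d[0]))%60,P.mean(0))
    L.append(P)
# centre from three lines offset inward by 18 mm, lsq
th=None
A=[];B=[];ref=np.array([.5803,.1182])
for P in L[:3]:
    d=(P[1]-P[0])/np.linalg.norm(P[1]-P[0]); n=np.array([-d[1],d[0]]); 
    if n@(ref-P[0])<0:n=-n
    A.append(n);B.append(n@P[0]+.018)
print(np.linalg.lstsq(np.array(A),np.array(B),rcond=None)[0])
```

```text
18.866037059229534 43.15400105369463 [0.5749 0.1024]
19.105427319103633 46.0218387968427 [0.5699 0.1319]
17.99915020931363 36.239389692872976 [0.5643 0.115 ]
2.3734454246583816 16.116892114094497 [0.5757 0.1396]
[0.5821 0.1189]
```

Now it is clear: the wrench has rocked 2.9° in the grip, so the ring is 9 mm off the tool axis. Its yaw is ~103.5°, and the hexagon at ~43° mod 60 matches it. From the top camera the ring is at (0.5642,−0.0538) and the cap at (0.581,0.1185), so I'll translate by exactly that difference and level 3.4°.

Run:
```python
from h import *
o=ctrl.get_obs(); print(o["tool_pos"])
w,a=to(np.array([.6274,-.0691,.2703])); w,b=to(np.array([.6274,-.0691,.2703-.037]))
```

```text
[ 0.61093409 -0.23987737  0.27047871]
turn [0. 0. 0.] shift [-0.1618 -0.0499  0.0275]
turn [0. 0. 0.] shift [-0.1558 -0.0495  0.064 ]
```

```bash
python3 -m creep '[[0,-0.02,0,-0.006,-0.003,0.001,0],[0,-0.04,0,-0.025,-0.009,0.005,0],[0,-0.06,0,-0.05,-0.016,0.009,0],[0,-0.06,0,-0.08,-0.025,0.014,0],[0,-0.06,0,-0.108,-0.034,0.018,0],[0,-0.06,0,-0.132,-0.042,0.023,0],[0,-0.06,0,-0.149,-0.047,0.026,0],[0,-0.06,0,-0.1575,-0.0499,0.032,0],[0,-0.06,0,-0.156,-0.0499,0.042,0],[0,-0.06,0,-0.1535,-0.0497,0.056,0],[0,-0.06,0,-0.1525,-0.0495,0.064,0],[0,-0.06,0,-0.1525,-0.0495,0.064,0]]'; python3 -m creep '[[0,0,0,0,0,0,0],[0,0,0,0,0,0,0]]'; python3 look.py scene 342 226 54 42 14 sr24.png 1.5
```

```text
clock: 18.48
tool_pos: [0.6267, -0.0725, 0.23]
orientation: [-179.6, 12.9, -78.5]
force: [-1.3, -0.4, -5.3]
opening: 0.0257
clock: 18.65
tool_pos: [0.6283, -0.0733, 0.2332]
orientation: [-179.3, 12.8, -78.5]
force: [0.1, -0.0, -5.0]
opening: 0.0257
sr24.png origin 315 205 scale 14
[ 0.6284 -0.0733  0.2335] [-179.28   12.8   -78.47] [-0.04 -0.19 -5.18] [-1.353 -0.333  0.061] 18.7
```

Image and kinematics now agree: the ring is 12 mm above the hexagon and needs +1 mm in y. I'll apply that and descend.

```bash
python3 -m creep '[[0,0,0,-0.0009,0.0003,0.002,0],[0,0,0,0,0.0003,0.005,0],[0,0,0,0.0006,0.0003,0.008,0],[0,0,0,0.0013,0.0003,0.0105,0],[0,0,0,0.0013,0.0003,0.0105,0]]'; python3 -m creep '[[0,0,0,0.0004,0,0.002,0],[0,0,0,0.0004,0,0.002,0]]'; python3 -m creep '[[0,0,0,0.0004,0,0.002,0],[0,0,0,0.0004,0,0.002,0]]';  python3 look.py scene 342 226 54 42 14 sr25.png 1.5
```

```text
clock: 19.12
tool_pos: [0.6276, -0.0719, 0.222]
orientation: [-179.3, 12.8, -78.5]
force: [0.3, -0.8, -0.9]
opening: 0.026
clock: 19.28
tool_pos: [0.6278, -0.0719, 0.2204]
orientation: [-179.3, 12.8, -78.5]
force: [-0.1, -1.9, -1.1]
opening: 0.0255
clock: 19.45
tool_pos: [0.6277, -0.0719, 0.2182]
orientation: [-179.3, 12.8, -78.5]
force: [-0.2, -1.5, -0.1]
opening: 0.026
sr25.png origin 315 205 scale 14
[ 0.6278 -0.0719  0.2183] [-179.32   12.8   -78.46] [ 0.93 -1.03 -1.72] [-1.042 -0.307 -0.057] 19.5
```

Contact occurs at the right height, but wood shows behind the hexagon, so the ring is about 5 mm toward −x. The handle probably rocked about 1.5° during transport. I'll lift 5 mm and swing clockwise 1.6°.

```bash
python3 -m creep '[[0,0,0,-0.0006,0,-0.003,0],[0,0,0,-0.0013,0,-0.006,0],[0.003,0,0.014,-0.0013,0,-0.006,0],[0.006,0,0.028,-0.0013,0,-0.006,0],[0.006,0,0.028,-0.0013,0,-0.006,0],[0.006,0,0.028,-0.0013,0,-0.006,0]]'; python3 look.py scene 342 226 54 42 14 sr26.png 1.5
```

```text
clock: 20.0
tool_pos: [0.6273, -0.0718, 0.2241]
orientation: [-179.4, 12.8, -80.1]
force: [-0.4, 0.7, -5.0]
opening: 0.0258
sr26.png origin 315 205 scale 14
[ 0.6274 -0.0717  0.2241] [-179.39   12.84  -80.1 ] [ 0.6   0.76 -4.48] [-1.362 -0.232 -0.029] 20.05
```

```bash
python3 -m creep '[[0,0,0,0.0012,0,0,0],[0,0,0,0.0022,0,0.001,0],[0,0,0,0.0027,0,0.003,0],[0,0,0,0.0027,0,0.003,0],[0,0,0,0.0027,0,0.003,0]]'; python3 -m creep '[[0,0,0,0.0003,0,0.0015,0],[0,0,0,0.0003,0,0.0015,0]]';  python3 look.py scene 342 226 54 42 14 sr27.png 1.5
```

```text
clock: 20.47
tool_pos: [0.6279, -0.0738, 0.2206]
orientation: [-179.4, 12.8, -80.1]
force: [-0.6, 0.8, -4.7]
opening: 0.0257
clock: 20.63
tool_pos: [0.628, -0.0738, 0.2193]
orientation: [-179.4, 12.8, -80.1]
force: [-0.0, -0.0, -2.7]
opening: 0.026
sr27.png origin 315 205 scale 14
[ 0.628  -0.0738  0.2194] [-179.35   12.83  -80.1 ] [-0.44  0.27 -2.55] [-0.9   -0.073  0.039] 20.6833
```

Just touching now; centre col 453 against 449 and row 423 against 425. Last nudge is −y 0.7 mm and +x 0.6 mm, then press.

```bash
python3 -m creep '[[0,0,0,-0.0003,0,-0.0015,0],[0,0,0,0.0005,-0.0006,-0.0015,0],[0,0,0,0.0008,-0.0006,0,0],[0,0,0,0.001,-0.0006,0.001,0],[0,0,0,0.001,-0.0006,0.001,0]]'; python3 -m creep '[[0,0,0,0.0003,0,0.0015,0],[0,0,0,0.0003,0,0.0015,0]]';  python3 look.py scene 342 226 54 42 14 sr28.png 1.5
```

```text
clock: 21.1
tool_pos: [0.6288, -0.0745, 0.2181]
orientation: [-179.3, 12.8, -80.1]
force: [0.1, -1.5, -1.3]
opening: 0.0256
clock: 21.27
tool_pos: [0.6288, -0.0744, 0.2165]
orientation: [-179.3, 12.8, -80.1]
force: [-0.0, -0.8, -0.6]
opening: 0.0259
sr28.png origin 315 205 scale 14
[ 0.6288 -0.0744  0.2166] [-179.35   12.83  -80.11] [ 0.04 -0.38 -0.54] [-0.787 -0.131 -0.02 ] 21.3167
```

```bash
python3 -m creep '[[0,0,0,0.0008,0,0,0],[0,0,0,0.0008,0,0,0]]'; python3 -m creep '[[0,0,0,0.0008,0,0,0],[0,0,0,0.0008,0,0,0]]'; python3 -m creep '[[0,0,0,0,-0.001,0,0],[0,0,0,0,-0.001,0,0]]';python3 -m creep '[[0,0,0,0,-0.001,0,0],[0,0,0,0,-0.001,0,0]]'; python3 look.py scene 342 226 54 42 14 sr29.png 1.5
```

```text
clock: 21.48
tool_pos: [0.6288, -0.0749, 0.2163]
orientation: [-179.4, 12.9, -80.1]
force: [0.1, -0.0, -0.2]
opening: 0.0254
clock: 21.65
tool_pos: [0.6289, -0.0757, 0.2161]
orientation: [-179.4, 12.9, -80.1]
force: [0.8, 0.6, -0.9]
opening: 0.0256
clock: 21.82
tool_pos: [0.6299, -0.0756, 0.2161]
orientation: [-179.4, 12.8, -80.1]
force: [-0.6, 1.4, -0.9]
opening: 0.0254
clock: 21.98
tool_pos: [0.631, -0.0754, 0.2161]
orientation: [-179.4, 12.8, -80.1]
force: [-1.2, 1.7, -0.8]
opening: 0.0258
sr29.png origin 315 205 scale 14
[ 0.6309 -0.0755  0.2162] [-179.37   12.84  -80.1 ] [-0.37  1.37 -1.07] [-0.073  0.251  0.106] 22.0333
```

```bash
python3 -m creep '[[0,0,0,-0.0006,0,0.0005,0],[0,0,0,-0.0006,0,0.0005,0]]'; python3 -m creep '[[0,0,0,-0.0006,0,0.0005,0],[0,0,0,-0.0006,0,0.0005,0]]'; python3 -m creep '[[0,0,0,0,0.001,0,0],[0,0,0,0,0.001,0,0]]';python3 -m creep '[[0,0,0,0,0.001,0,0],[0,0,0,0,0.001,0,0]]'; python3 look.py scene 342 226 54 42 14 sr30.png 1.5
```

```text
clock: 22.2
tool_pos: [0.631, -0.0751, 0.2159]
orientation: [-179.3, 12.8, -80.1]
force: [0.7, -0.5, -2.1]
opening: 0.0262
clock: 22.37
tool_pos: [0.6308, -0.0743, 0.2156]
orientation: [-179.3, 12.8, -80.1]
force: [1.0, -1.2, -1.3]
opening: 0.026
clock: 22.53
tool_pos: [0.6298, -0.0744, 0.2156]
orientation: [-179.3, 12.8, -80.1]
force: [1.3, -1.2, -1.6]
opening: 0.0257
clock: 22.7
tool_pos: [0.6287, -0.0745, 0.2156]
orientation: [-179.3, 12.8, -80.1]
force: [1.1, -1.3, -0.4]
opening: 0.0258
sr30.png origin 315 205 scale 14
[ 0.6287 -0.0745  0.2156] [-179.35   12.83  -80.1 ] [-0.33 -1.12 -0.6 ] [-0.785 -0.222 -0.056] 22.75
```

Position is right, so yaw is the remaining suspect. I'll sweep the handle counter-clockwise about the ring under light press, in 1.4° steps.

```bash
for i in 1 2 3; do python3 -m creep '[[-0.0055,0,-0.0244,-0.0003,-0.005,0.0003,0],[-0.0055,0,-0.0244,-0.0003,-0.005,0.0003,0]]' | sed -n '2,4p'; done; python3 look.py scene 342 226 54 42 14 sr31.png 1.5
```

```text
tool_pos: [0.6342, -0.073, 0.2152]
orientation: [-179.4, 12.8, -78.5]
force: [-0.3, -1.1, -0.8]
tool_pos: [0.6392, -0.0716, 0.2148]
orientation: [-179.4, 12.8, -77.1]
force: [-0.4, 0.2, -0.2]
tool_pos: [0.644, -0.0702, 0.2147]
orientation: [-179.4, 12.8, -75.7]
force: [0.4, -0.6, -0.5]
sr31.png origin 315 205 scale 14
[ 0.6436 -0.0703  0.2146] [-179.38   12.79  -75.75] [-0.44 -0.06 -0.86] [-0.514 -0.014  0.124] 23.3
```

```bash
for i in 1 2 3; do python3 -m creep '[[0,0,0,0.0002,-0.0009,0.0002,0],[0,0,0,0.0002,-0.0009,0.0002,0]]' | sed -n '2,4p'; done; python3 look.py scene 342 226 54 42 14 sr32.png 1.5
```

```text
tool_pos: [0.6441, -0.0703, 0.2146]
orientation: [-179.4, 12.8, -75.8]
force: [-0.2, -0.2, -1.6]
tool_pos: [0.645, -0.0703, 0.2145]
orientation: [-179.4, 12.8, -75.8]
force: [-1.4, 0.7, -0.8]
tool_pos: [0.646, -0.0703, 0.2143]
orientation: [-179.4, 12.8, -75.8]
force: [-1.7, 1.1, -1.7]
sr32.png origin 315 205 scale 14
[ 0.646  -0.0702  0.2143] [-179.36   12.79  -75.81] [-1.67  0.68 -0.31] [-0.075  0.188  0.09 ] 23.85
```

Run:
```python
from h import *
a=cv2.imread("pics/full_sr32.png"); c=cv2.imread("pics/full_sr30.png")
def e(i,lo,hi,y0,x0=333):
    f=np.clip((i.astype(float)-lo)/(hi-lo),0,1)*255
    return cv2.resize(f.astype(np.uint8)[y0:y0+20,x0:x0+28],None,fx=26,fy=26,interpolation=cv2.INTER_CUBIC)
cv2.imwrite("pics/z32.png",e(a,70,140,216));
```

```text
(no output)
```

Position and yaw look matched now, so I'll retry the hook: nose 5° down, 1.5 mm toward +y, lower, then pull toward the handle.

```bash
python3 -m creep '[[0,0,0,-0.0005,0,-0.003,0],[0,0.03,0,-0.0045,0,-0.009,0],[0,0.06,0,-0.009,0,-0.0145,0],[0,0.09,0,-0.0125,0,-0.0195,0],[0,0.12,0,-0.0155,0,-0.0238,0],[0,0.12,0,-0.0155,0,-0.0238,0],[0,0.12,0,-0.0155,0,-0.0238,0]]' | sed -n '2,4p'; python3 look.py scene 342 226 54 42 14 sr33.png 1.5
```

```text
tool_pos: [0.6431, -0.0604, 0.2409]
orientation: [-179.4, 5.9, -75.8]
force: [-0.2, -0.0, -4.9]
sr33.png origin 315 205 scale 14
[ 0.6431 -0.0607  0.2406] [-179.39    5.97  -75.86] [-0.38 -0.02 -4.49] [-0.536 -0.088 -0.003] 24.4833
```

```bash
for i in 1 2 3 4; do python3 -m creep '[[0,0,0,0.0001,0,0.0012,0],[0,0,0,0.0001,0,0.0012,0]]' | sed -n '2,4p'; done; python3 look.py scene 342 226 54 42 14 sr34.png 1.5
```

```text
tool_pos: [0.6432, -0.0611, 0.2391]
orientation: [-179.4, 6.0, -75.9]
force: [-0.1, 0.5, -3.3]
tool_pos: [0.6434, -0.061, 0.2382]
orientation: [-179.4, 5.9, -75.9]
force: [-0.9, 0.7, -0.7]
tool_pos: [0.6434, -0.061, 0.2372]
orientation: [-179.4, 5.9, -75.9]
force: [0.4, -1.0, -0.8]
tool_pos: [0.6434, -0.0608, 0.236]
orientation: [-179.4, 5.9, -75.9]
force: [0.3, -0.9, -0.8]
sr34.png origin 315 205 scale 14
[ 0.6434 -0.0608  0.2361] [-179.36    5.91  -75.89] [-0.77 -0.59 -2.6 ] [-0.117  0.036  0.032] 25.2
```

I need a better cap-hexagon yaw. I'll fit its top-face edges with sub-pixel edge points in both initial pictures.

Run:
```python
from h import *
np.set_printoptions(precision=4,suppress=True)
s=cv2.imread("pics/scene0.png").astype(float).mean(2); t=cv2.imread("pics/top0.png").astype(float).mean(2)
from scipy.ndimage import map_coordinates
def prof(img,p,n,L=2.0,N=41):
    k=np.linspace(-L,L,N); xs=p[0]+n[0]*k; ys=p[1]+n[1]*k
    return k,map_coordinates(img,[ys,xs],order=3)
def edge(img,a,b,name,cam,z=.160,nb=9,L=1.8):
    a=np.array(a,float);b=np.array(b,float);d=(b-a)/np.linalg.norm(b-a);n=np.array([-d[1],d[0]])
    pts=[];g=[]
    for f in np.linspace(.2,.8,nb):
        p=a+(b-a)*f; k,v=prof(img,p,n,L); gr=np.gradient(v,k); i=np.argmax(abs(gr)); 
        w=abs(gr)*(np.abs(k-k[i])<.7); pts.append(p+n*(w@k/w.sum())); g.append(gr[i])
    P=onz(cam,pts,z)[:,:2]; m=P.mean(0); u,sv,vt=np.linalg.svd(P-m); d=vt[0]
    print(cam,name,"ang%60",round(np.degrees(np.arctan2(d[1],d[0]))%60,1),"resid mm",round(sv[1]/np.sqrt(nb)*1e3,2),"grad",round(np.median(g),1),"mid",m)
    return m,d
S=lambda x,y:(334+(x+.5)/30-.5,221+(y+.5)/30-.5)
c={"LU":S(212,140),"T":S(398,112),"RU":S(592,185),"RL":S(578,268),"B":S(385,347),"LL":S(170,280)}
r={}
for a,b in(("LU","T"),("T","RU"),("RU","RL"),("RL","B"),("B","LL"),("LL","LU")): r[a+b]=edge(s,c[a],c[b],a+b,"scene")
T=lambda x,y:(262+(x+.5)/22-.5,224+(y+.5)/22-.5)
h={"a":T(535,265),"b":T(478,442),"c":T(300,460),"d":T(172,330),"e":T(235,165),"f":T(415,130)}
for a,b in("ab","bc","cd","de","ef","fa"): r[a+b]=edge(t,h[a],h[b],a+b,"top",L=1.2)
```

```text
scene LUT ang%60 43.8 resid mm 0.14 grad -42.4 mid [0.5657 0.1162]
scene TRU ang%60 42.0 resid mm 0.24 grad -49.8 mid [0.5717 0.1317]
scene RURL ang%60 41.1 resid mm 0.15 grad -43.2 mid [0.5879 0.1362]
scene RLB ang%60 51.5 resid mm 0.32 grad 13.8 mid [0.6005 0.1234]
scene BLL ang%60 42.1 resid mm 0.27 grad 14.5 mid [0.5971 0.106 ]
scene LLLU ang%60 35.7 resid mm 0.25 grad -43.8 mid [0.5771 0.1015]
top ab ang%60 23.0 resid mm 0.91 grad -22.3 mid [0.5747 0.1011]
top bc ang%60 38.2 resid mm 0.27 grad 18.7 mid [0.5653 0.1153]
top cd ang%60 41.7 resid mm 0.14 grad 17.3 mid [0.571  0.1313]
top de ang%60 39.7 resid mm 2.26 grad 3.3 mid [0.5864 0.1363]
top ef ang%60 33.4 resid mm 1.64 grad 4.2 mid [0.597  0.1228]
top fa ang%60 30.4 resid mm 1.4 grad 10.9 mid [0.5922 0.1064]
```

Both cameras now agree well: cap centre is (0.583, 0.1187), hexagon yaw 42° mod 60 (so the wrench should be at 102°), and the size comes out at 36 mm as it must. I'll go back to the clear spot, settle, re-measure the ring equally well, and return slowly.

```bash
python3 -m creep '[[0,0,0,-0.001,0,-0.01,0],[0,-0.02,0.02,-0.002,0,-0.024,0],[0,-0.04,0.04,0.004,0.002,-0.034,0],[0,-0.06,0.04,0.02,0.008,-0.038,0],[0,-0.07,0.04,0.045,0.017,-0.040,0],[0,-0.07,0.04,0.075,0.028,-0.042,0],[0,-0.07,0.04,0.105,0.038,-0.044,0],[0,-0.07,0.04,0.13,0.046,-0.046,0],[0,-0.07,0.04,0.15,0.052,-0.048,0],[0,-0.07,0.04,0.164,0.056,-0.049,0],[0,-0.07,0.04,0.169,0.058,-0.049,0],[0,-0.07,0.04,0.17,0.058,-0.049,0]]' |sed -n 2,4p; python3 -m creep '[[0,0,0,0,0,0,0],[0,0,0,0,0,0,0],[0,0,0,0,0,0,0]]'|sed -n 2,4p
python3 - <<'E'
from h import *
o=ctrl.get_obs();print(o["tool_pos"],o["orientation"],o["force"])
t=ctrl.snapshot("top");s=ctrl.snapshot("scene");cv2.imwrite("pics/t35.png",t);cv2.imwrite("pics/s35.png",s)
g=lambda i:np.clip((i.astype(float)-10)*1.3,0,255).astype(np.uint8)
crop("top",g(t),(350,245),(80,60),10,"tz35.png");crop("scene",g(s),(272,216),(80,60),10,"sz35.png")
o=ctrl.get_obs();print(o["tool_pos"],o["orientation"])
E
```

```text
tool_pos: [0.6288, -0.2448, 0.2664]
orientation: [-179.7, 9.9, -78.2]
force: [-0.7, 0.9, -5.3]
tool_pos: [0.6293, -0.2426, 0.2669]
orientation: [-179.7, 9.9, -78.1]
force: [-0.1, 0.1, -3.6]
[ 0.6292877  -0.24263991  0.26689443] [-179.66666326    9.9493665   -78.08530167] [-0.06674775  0.08842188 -3.5787755 ]
tz35.png origin 310 215 scale 10
sz35.png origin 232 186 scale 10
[ 0.62928304 -0.24278831  0.26691864] [-179.66464654    9.94192045  -78.08340571]
```

```bash
cat > ringfit.py <<'E'
from h import *
np.set_printoptions(precision=4,suppress=True)
def circ(P):
    s=np.linalg.lstsq(np.c_[2*P,np.ones(len(P))],(P**2).sum(1),rcond=None)[0]; return s[:2],np.sqrt(s[2]+s[:2]@s[:2])
def fit(file,org,guess,k=10,xmax=420):
    t=cv2.imread(file); big=cv2.resize(t[org[1]:org[1]+60,org[0]:org[0]+80],None,fx=k,fy=k,interpolation=cv2.INTER_CUBIC); h=cv2.cvtColor(big,cv2.COLOR_BGR2HSV)
    m=((h[...,1]<75)&(h[...,2]>85)).astype(np.uint8); yy,xx=np.mgrid[:600,:800]; m[np.hypot(xx-guess[0],yy-guess[1])>135]=0; m[:,xmax+10:]=0
    c=max(cv2.findContours(m,cv2.RETR_EXTERNAL,cv2.CHAIN_APPROX_NONE)[0],key=cv2.contourArea).reshape(-1,2)
    r=np.hypot(*(c-np.array(guess)).T)
    px=lambda q:np.c_[org[0]+(q[:,0]+.5)/k-.5,org[1]+(q[:,1]+.5)/k-.5]
    out=c[(r>107)&(c[:,0]<xmax)]; inn=c[(r<100)&(c[:,0]<xmax-15)]
    return px(out),px(inn),inn
E
python3 - <<'E'
from ringfit import *
out,inn,raw=fit("pics/t35.png",(310,215),(405,238),xmax=440)
o=ctrl.get_obs(); z=.206
for z in(.197,.205,.213): print(z,circ(onz("top",out,z)[:,:2]))
ap=cv2.approxPolyDP(raw.reshape(-1,1,2),7,False).reshape(-1,2); print(ap.tolist())
P=onz("top",inn,.212)[:,:2]
# fit each edge
idx=[np.where((raw==a).all(1))[0][0] for a in ap]
for i,j in zip(idx[:-1],idx[1:]):
    if j-i<25: continue
    q=P[i+int(.15*(j-i)):j-int(.15*(j-i))]; m=q.mean(0); d=np.linalg.svd(q-m)[2][0]; print("edge",raw[i],raw[j],np.degrees(np.arctan2(d[1],d[0]))%60,m)
R=Ro.from_euler("xyz",o["orientation"],degrees=True); G=o["tool_pos"]+R.apply([0,0,.0555]); c=circ(onz("top",out,.204)[:,:2])[0]
d=c-G[:2]; print("G",G,"d",np.hypot(*d),"yaw",np.degrees(np.arctan2(d[1],d[0])))
# z from scene: centre (430,348) in crop
sc=[(232+(431+.5)/10-.5,186+(347+.5)/10-.5)]
cc,dd=ray("scene",sc); k=dd[0]; lam=(c-cc[:2])@k[:2]/(k[:2]@k[:2]); print("scene ray nearest",cc+lam*k)
E
```

```text
0.197 (array([ 0.5777, -0.0563]), np.float64(0.028818675145990996))
0.205 (array([ 0.5771, -0.0557]), np.float64(0.028608922301620814))
0.213 (array([ 0.5765, -0.0552]), np.float64(0.02839916945727313))
[[424, 312], [380, 321], [319, 256], [346, 177], [424, 158]]
edge [424 312] [380 321] 47.014452055409336 [ 0.5578 -0.0554]
edge [380 321] [319 256] 46.05360747320025 [ 0.5643 -0.0422]
edge [319 256] [346 177] 44.308765762792234 [ 0.5814 -0.0377]
edge [346 177] [424 158] 45.56814548364022 [ 0.5937 -0.0508]
G [ 0.6276 -0.2333  0.2123] d 0.1845729022802281 yaw 105.8640224643053
scene ray nearest [ 0.5774 -0.0539  0.1995]
```

```bash
cat >> h.py <<'E'
def plan(G,eul,o=None):
    o=o or ctrl.get_obs(); R0=Ro.from_euler("xyz",o["orientation"],degrees=True); R1=Ro.from_euler("xyz",eul,degrees=True)
    T=np.array(G)-R1.apply([0,0,.0555]); w=(R0.inv()*R1).as_rotvec(); d=R0.inv().apply(T-o["tool_pos"])
    print("TCP",T.round(4),"turn",w.round(4),"shift",d.round(4))
E
python3 - <<'E'
from h import *
plan([.6215,-.0623,.2123],[-179.6,13.6,-81.9]); plan([.6215,-.0623,.178],[-179.6,13.6,-81.9])
E
```

```text
TCP [ 0.623  -0.0753  0.2662] turn [ 0.0147 -0.0634  0.0656] shift [-0.1626 -0.0282  0.0294]
TCP [ 0.623  -0.0753  0.2319] turn [ 0.0147 -0.0634  0.0656] shift [-0.1567 -0.028   0.0631]
```

```bash
python3 -m creep '[[0.002,-0.01,0.01,-0.004,-0.001,0.001,0],[0.004,-0.02,0.02,-0.012,-0.002,0.002,0],[0.006,-0.03,0.03,-0.024,-0.004,0.004,0],[0.008,-0.04,0.04,-0.040,-0.007,0.007,0],[0.011,-0.05,0.05,-0.058,-0.010,0.011,0],[0.0147,-0.0634,0.0656,-0.078,-0.0135,0.014,0],[0.0147,-0.0634,0.0656,-0.098,-0.017,0.018,0],[0.0147,-0.0634,0.0656,-0.117,-0.0203,0.0212,0],[0.0147,-0.0634,0.0656,-0.134,-0.0232,0.0243,0],[0.0147,-0.0634,0.0656,-0.148,-0.0257,0.0268,0],[0.0147,-0.0634,0.0656,-0.158,-0.0274,0.0286,0],[0.0147,-0.0634,0.0656,-0.1626,-0.0282,0.0294,0]]' |sed -n 2,4p; python3 -m creep '[[0,0,0,0.001,0,0.006,0],[0,0,0,0.003,0,0.016,0],[0,0,0,0.0055,0,0.028,0],[0,0,0,0.0068,0,0.0335,0],[0,0,0,0.0068,0,0.0335,0],[0,0,0,0.0068,0,0.0335,0]]'|sed -n 2,4p; python3 look.py scene 342 226 54 42 14 sr36.png 1.5;python3 - <<'E'
from h import *
plan([.6215,-.0623,.178],[-179.6,13.6,-81.9])
E
```

```text
tool_pos: [0.6227, -0.0745, 0.2662]
orientation: [-179.6, 13.6, -81.9]
force: [0.2, -0.2, -4.7]
tool_pos: [0.6227, -0.0756, 0.2307]
orientation: [-179.7, 13.6, -82.0]
force: [0.0, -0.3, -4.9]
sr36.png origin 315 205 scale 14
[ 0.623  -0.0756  0.2314] [-179.66   13.59  -82.02] [ 0.06 -0.01 -3.93] [-1.407 -0.271 -0.021] 28.1
TCP [ 0.623  -0.0753  0.2319] turn [ 0.0006 -0.0002 -0.002 ] shift [-0.0004  0.     -0.0004]
```

Run:
```python
from h import *
for z in(.144,.151,.160,.167,.178):
    c=np.array([.583,.1187]); a=np.linspace(0,2*np.pi,73)
    P=[[c[0]+.0285*np.cos(t),c[1]+.0285*np.sin(t),z+dz] for t in a for dz in(-.007,.007)]
    u=(proj("scene",P)-[315,205]+.5)*14
    print(z,"outline L,R,T,B",u[:,0].min().round(),u[:,0].max().round(),u[:,1].min().round(),u[:,1].max().round())
```

```text
0.144 outline L,R,T,B 277.0 606.0 276.0 531.0
0.151 outline L,R,T,B 278.0 609.0 244.0 498.0
0.16 outline L,R,T,B 280.0 612.0 202.0 455.0
0.167 outline L,R,T,B 281.0 614.0 168.0 422.0
0.178 outline L,R,T,B 283.0 618.0 116.0 369.0
```

Run:
```python
from h import *
def ext(c,z,roll=0,yaw=102,pitch=0):
    a=np.linspace(0,2*np.pi,73); Q=np.array([[.0285*np.cos(t),.0285*np.sin(t),dz] for t in a for dz in(-.007,.007)])
    Q=Ro.from_euler("xyz",[roll,pitch,yaw],degrees=True).apply(Q)+[c[0],c[1],z]
    u=proj("scene",Q); return np.ptp(u,axis=0)
e=ext((.459,-.197),.017,yaw=86); print("mat",e*5,e[1]/e[0])
for r in(-4,0,4):
  for p in(-4,0,4):
    e=ext((.583,.1187),.178,r,102,p); print("roll",r,"pitch",p,e*14,e[1]/e[0])
# silhouette extents measured by mask
def meas(f,box,org):
    s=cv2.imread(f)[box[1]:box[3],box[0]:box[2]]; b=cv2.resize(s,None,fx=10,fy=10,interpolation=cv2.INTER_CUBIC); h=cv2.cvtColor(b,cv2.COLOR_BGR2HSV)
    m=(h[...,1]<90)&(h[...,2]>70); return m
for f,box in(("pics/scene0.png",(205,245,235,272)),("pics/full_sr36.png",(340,208,362,235)),("pics/s35.png",(262,205,292,232))):
    m=meas(f,box,0); 
    col=m.sum(0); j=np.argmax(col); 
    rows=np.where(m.any(1))[0]; cols=np.where(m.any(0))[0]; print(f,"rows",box[1]+rows.min()/10,box[1]+rows.max()/10,"cols",box[0]+cols.min()/10,box[0]+cols.max()/10)
```

```text
mat [109.86634133  85.72747966] 0.7802888365638608
roll -4 pitch -4 [335.6685394  245.94127816] 0.7326908819007375
roll -4 pitch 0 [333.11595752 238.11281129] 0.7148045775351722
roll -4 pitch 4 [337.27307671 231.61622247] 0.6867320236012221
roll 0 pitch -4 [333.51485424 259.7683205 ] 0.7788808120567968
roll 0 pitch 0 [335.33220019 253.07224278] 0.7546911469908665
roll 0 pitch 4 [338.84579999 247.70365878] 0.7310217768109779
roll 4 pitch -4 [333.36226252 273.2283104 ] 0.819613798912496
roll 4 pitch 0 [337.23150356 267.56560563] 0.7934181795225387
roll 4 pitch 4 [340.12051086 262.9798073 ] 0.7731959670294098
pics/scene0.png rows 245.0 271.9 cols 205.0 234.9
pics/full_sr36.png rows 215.2 234.9 cols 340.0 359.1
pics/s35.png rows 211.5 230.8 cols 262.0 286.9
```

Run:
```python
from h import *
def ext(c,z,roll=0,yaw=102,pitch=0):
    a=np.linspace(0,2*np.pi,73); Q=np.array([[.0285*np.cos(t),.0285*np.sin(t),dz] for t in a for dz in(-.007,.007)])
    Q=Ro.from_euler("xyz",[roll,pitch,yaw],degrees=True).apply(Q)+[c[0],c[1],z]
    u=proj("scene",Q); return u.min(0),u.max(0)
for r,p in((0,4),(0,0),(-4,0),(-4,4)):
    a,b=ext((.577,-.056),.2005,r,106,p); print(r,p,"35:",((a-[232,186]+.5)*10).round(),((b-[232,186]+.5)*10).round())
# measured bottom/top edges along the ring's centre column by gradient
from scipy.ndimage import map_coordinates,gaussian_filter1d
def vedge(f,cols,y0,y1):
    s=cv2.imread(f); hs=cv2.cvtColor(s,cv2.COLOR_BGR2HSV)[...,1].astype(float)
    for c in cols:
        y=np.arange(y0,y1,.1); v=gaussian_filter1d(map_coordinates(hs,[y,np.full_like(y,c)],order=1),3); g=np.gradient(v)
        i=np.argmin(g[:len(g)//2]); j=len(g)//2+np.argmax(g[len(g)//2:]); print(f,c,"top edge",y[i].round(1),"bottom",y[j].round(1))
vedge("pics/s35.png",[273.5,274.5,275.5],208,234)
vedge("pics/full_sr36.png",[346,347,348],209,238)
```

```text
0 4 35: [299. 255.] [545. 436.]
0 0 35: [298. 253.] [545. 439.]
-4 0 35: [297. 258.] [546. 433.]
-4 4 35: [299. 261.] [544. 430.]
pics/s35.png 273.5 top edge 211.5 bottom 229.4
pics/s35.png 274.5 top edge 211.4 bottom 229.4
pics/s35.png 275.5 top edge 211.4 bottom 229.4
pics/full_sr36.png 346 top edge 214.6 bottom 233.5
pics/full_sr36.png 347 top edge 214.6 bottom 236.4
pics/full_sr36.png 348 top edge 214.6 bottom 236.5
```

Prediction and picture match at the clear spot (z 0.2005, 4° nose-down), and here the ring outline agrees within 1–2 mm. I'll descend.

```bash
python3 -m creep '[[0,0,0,0.0006,0,0.003,0],[0,0,0,0.0012,0,0.006,0],[0,0,0,0.0012,0,0.006,0],[0,0,0,0.0012,0,0.006,0]]' |sed -n 2,4p;  for i in 1 2 3; do python3 -m creep '[[0,0,0,0.0003,0,0.0015,0],[0,0,0,0.0003,0,0.0015,0]]' | sed -n '2,4p'; done; python3 look.py scene 342 226 54 42 14 sr37.png 1.5
```

```text
tool_pos: [0.6229, -0.0748, 0.2257]
orientation: [-179.6, 13.6, -82.0]
force: [0.4, -0.3, -4.7]
tool_pos: [0.6229, -0.0746, 0.2241]
orientation: [-179.6, 13.6, -82.0]
force: [-1.0, -0.2, -4.0]
tool_pos: [0.623, -0.0746, 0.2226]
orientation: [-179.6, 13.6, -82.0]
force: [0.1, -0.4, -4.6]
tool_pos: [0.6231, -0.0746, 0.2212]
orientation: [-179.6, 13.6, -82.0]
force: [0.2, -0.8, -1.8]
sr37.png origin 315 205 scale 14
[ 0.6231 -0.0746  0.2214] [-179.59   13.6   -81.97] [-0.48 -0.7  -2.71] [-0.774 -0.054  0.04 ] 28.9833
```

Contact at exactly the expected height. A wood sliver shows only along the hexagon's far-right edge, so the ring needs about 1.2 mm perpendicular to it (+x, −y).

```bash
python3 -m creep '[[0,0,0,-0.0002,0,-0.0015,0],[0,0,0,0.0007,-0.0007,-0.0015,0],[0,0,0,0.0009,-0.0007,0,0],[0,0,0,0.001,-0.0007,0.0005,0],[0,0,0,0.001,-0.0007,0.0005,0]]' |sed -n 2,4p;  for i in 1 2; do python3 -m creep '[[0,0,0,0.0003,0,0.0012,0],[0,0,0,0.0003,0,0.0012,0]]' | sed -n '2,4p'; done; python3 look.py scene 342 226 54 42 14 sr38.png 1.5
```

```text
tool_pos: [0.6239, -0.0755, 0.2205]
orientation: [-179.6, 13.6, -82.0]
force: [0.8, -0.7, -1.3]
tool_pos: [0.6238, -0.0754, 0.2191]
orientation: [-179.6, 13.6, -82.0]
force: [1.1, -1.4, -1.0]
tool_pos: [0.6238, -0.0753, 0.2178]
orientation: [-179.6, 13.6, -82.0]
force: [-0.5, -1.4, -0.8]
sr38.png origin 315 205 scale 14
[ 0.6238 -0.0754  0.2178] [-179.62   13.6   -81.98] [ 0.5  -0.88 -0.75] [-0.956 -0.144 -0.035] 29.7833
```

Outline now R 613, B 422 against the predicted 614, 422, so it is centred. I'll wiggle yaw a little under light press.

```bash
python3 -m creep '[[0,0,0,0,-0.0005,0.0003,0],[0,0,0,0,-0.0005,0.0003,0]]' | sed -n 2,4p; for i in 1 2; do python3 -m creep '[[0.0035,0,0.0146,0.0002,0.0029,0.0002,0],[0.0035,0,0.0146,0.0002,0.0029,0.0002,0]]' | sed -n '2,4p'; done;  for i in 1 2 3 4; do python3 -m creep '[[-0.0035,0,-0.0146,-0.0002,-0.0029,0.0002,0],[-0.0035,0,-0.0146,-0.0002,-0.0029,0.0002,0]]' | sed -n '2,4p'; done;python3 look.py scene 342 226 54 42 14 sr39.png 1.5
```

```text
tool_pos: [0.6243, -0.0752, 0.2176]
orientation: [-179.6, 13.6, -82.0]
force: [-0.2, -1.8, -0.5]
tool_pos: [0.621, -0.0757, 0.2173]
orientation: [-179.6, 13.6, -82.9]
force: [-0.6, -0.5, -0.6]
tool_pos: [0.6181, -0.0762, 0.2172]
orientation: [-179.6, 13.6, -83.8]
force: [-0.3, -0.5, -0.4]
tool_pos: [0.6217, -0.0755, 0.217]
orientation: [-179.6, 13.6, -82.7]
force: [-0.1, -0.0, -0.3]
tool_pos: [0.6247, -0.0749, 0.2167]
orientation: [-179.6, 13.6, -81.9]
force: [-0.2, -0.9, 0.1]
tool_pos: [0.6276, -0.0743, 0.2165]
orientation: [-179.6, 13.6, -81.0]
force: [-0.2, 0.6, -1.4]
tool_pos: [0.6304, -0.0736, 0.2164]
orientation: [-179.6, 13.6, -80.2]
force: [-0.0, -0.3, -1.8]
sr39.png origin 315 205 scale 14
[ 0.6302 -0.0737  0.2164] [-179.63   13.59  -80.23] [-0.29 -0.04 -0.39] [-0.473  0.091  0.141] 31.0
```

Slivers now show on both far edges, so it needs about 1.5 mm in +x. I'll step while pressing.

```bash
for i in 1 2 3 4; do python3 -m creep '[[0,0,0,0.0001,-0.0007,0.0002,0],[0,0,0,0.0001,-0.0007,0.0002,0]]' | sed -n '2,4p'; done;python3 look.py scene 342 226 54 42 14 sr40.png 1.5
```

```text
tool_pos: [0.6306, -0.0736, 0.2163]
orientation: [-179.6, 13.6, -80.3]
force: [-0.6, 0.1, -0.8]
tool_pos: [0.6313, -0.0736, 0.2161]
orientation: [-179.6, 13.6, -80.3]
force: [-0.8, -0.1, -0.7]
tool_pos: [0.6321, -0.0735, 0.2159]
orientation: [-179.6, 13.6, -80.3]
force: [-0.8, 0.4, -1.4]
tool_pos: [0.6328, -0.0735, 0.2157]
orientation: [-179.6, 13.6, -80.3]
force: [-1.4, 1.2, -1.4]
sr40.png origin 315 205 scale 14
[ 0.6328 -0.0735  0.2157] [-179.62   13.59  -80.26] [-1.19  0.72 -1.41] [-0.131  0.175  0.036] 31.7167
```

In contact the ring sticks and the grip rocks instead, so I must lift to shift. I'll lift 3 mm, move +x 1.3 mm and lower.

```bash
python3 -m creep '[[0,0,0,-0.0006,0,-0.003,0],[0,0,0,-0.0008,-0.0006,-0.004,0],[0,0,0,-0.0006,-0.0013,-0.004,0],[0,0,0,-0.0003,-0.0013,-0.003,0],[0,0,0,0,-0.0013,-0.0018,0],[0,0,0,0,-0.0013,-0.0018,0]]' |sed -n 2,4p; python3 look.py scene 342 226 54 42 14 sr41.png 1.5
```

```text
tool_pos: [0.634, -0.0738, 0.2171]
orientation: [-179.6, 13.6, -80.3]
force: [-0.0, -0.9, -3.1]
sr41.png origin 315 205 scale 14
[ 0.6341 -0.0738  0.2173] [-179.62   13.59  -80.27] [ 0.11 -0.19 -2.34] [-1.12  -0.261 -0.068] 32.2667
```

```bash
for i in 1 2; do python3 -m creep '[[0,0,0,0.0003,0,0.0012,0],[0,0,0,0.0003,0,0.0012,0]]' | sed -n '2,4p'; done; for i in 1 2 3; do python3 -m creep '[[0.0035,0,0.0146,0.0002,0.0029,0.0002,0],[0.0035,0,0.0146,0.0002,0.0029,0.0002,0]]' | sed -n '2,4p'; done; python3 look.py scene 342 226 54 42 14 sr42.png 1.5
```

```text
tool_pos: [0.6341, -0.0738, 0.2163]
orientation: [-179.6, 13.6, -80.3]
force: [0.7, -0.7, -2.3]
tool_pos: [0.6342, -0.0738, 0.2151]
orientation: [-179.6, 13.6, -80.3]
force: [-0.3, -1.0, -0.4]
tool_pos: [0.6309, -0.0744, 0.2149]
orientation: [-179.6, 13.6, -81.2]
force: [0.5, 0.3, -1.2]
tool_pos: [0.628, -0.075, 0.2147]
orientation: [-179.6, 13.6, -82.1]
force: [0.8, -0.4, -1.0]
tool_pos: [0.6251, -0.0755, 0.2144]
orientation: [-179.6, 13.6, -82.9]
force: [-0.5, -0.7, -0.9]
sr42.png origin 315 205 scale 14
[ 0.6253 -0.0755  0.2144] [-179.61   13.61  -82.86] [-0.37 -0.73 -0.66] [-0.585 -0.153 -0.073] 33.15
```

Earlier, moving +y with the nose up caught firmly (Fy −4 N), meaning the handle-side corner had hooked on the hexagon. I'll use that deliberately: nose up about 4.5°, 1.3 mm toward −y, lower, push +y to seat the corner V, then drop the nose.

```bash
python3 -m creep '[[0,0,0,-0.0006,0,-0.003,0],[0,-0.02,0,0.002,-0.0003,-0.001,0],[0,-0.04,0,0.0047,-0.0003,0.0037,0],[0,-0.04,0,0.0052,-0.0003,0.006,0],[0,-0.04,0,0.0054,-0.0003,0.007,0],[0,-0.04,0,0.0054,-0.0003,0.007,0]]' |sed -n 2,4p; python3 look.py scene 342 226 54 42 14 sr43.png 1.5
```

```text
tool_pos: [0.6262, -0.0793, 0.2055]
orientation: [-179.7, 15.9, -82.9]
force: [0.3, -0.5, -2.3]
sr43.png origin 315 205 scale 14
[ 0.6263 -0.0792  0.2059] [-179.65   15.89  -82.84] [-0.21 -0.88 -2.74] [-0.952  0.045  0.111] 33.7
```

Nose-up, with the handle-side corner just past the hexagon (wood speck on the left). Lower slightly, then push +y.

```bash
python3 -m creep '[[0,0,0,0.0004,0,0.0015,0],[0,0,0,0.0004,0,0.0015,0]]' | sed -n '2,4p'; for i in 1 2 3; do python3 -m creep '[[0,0,0,-0.0008,0,0.0005,0],[0,0,0,-0.0008,0,0.0005,0]]' | sed -n '2,4p'; done; python3 look.py scene 342 226 54 42 14 sr44.png 1.5
```

```text
tool_pos: [0.6265, -0.0791, 0.2047]
orientation: [-179.6, 15.9, -82.8]
force: [0.3, -1.2, -0.7]
tool_pos: [0.6264, -0.0782, 0.2046]
orientation: [-179.6, 15.9, -82.8]
force: [-0.7, -2.8, -0.1]
tool_pos: [0.6264, -0.0777, 0.2044]
orientation: [-179.6, 15.8, -82.8]
force: [0.9, -5.2, -1.2]
tool_pos: [0.6263, -0.0769, 0.2041]
orientation: [-179.6, 15.8, -82.8]
force: [1.3, -4.7, -2.4]
sr44.png origin 315 205 scale 14
[ 0.6263 -0.077   0.2041] [-179.58   15.83  -82.82] [ 1.26 -5.5  -0.93] [-2.515 -0.365  0.035] 34.4167
```

Hooked (Fy −5 N). Now I'll drop the nose by rotating about that handle-side corner.

```bash
python3 -m creep '[[0,0.015,0,-0.0018,0,-0.0022,0],[0,0.03,0,-0.0037,0,-0.0045,0],[0,0.045,0,-0.0055,0,-0.0067,0],[0,0.06,0,-0.0073,0,-0.009,0],[0,0.06,0,-0.0073,0,-0.009,0]]' |sed -n 2,4p; python3 look.py scene 342 226 54 42 14 sr45.png 1.5
```

```text
tool_pos: [0.6255, -0.0712, 0.2152]
orientation: [-179.6, 12.4, -82.8]
force: [0.6, -0.8, -1.4]
sr45.png origin 315 205 scale 14
[ 0.6254 -0.0711  0.2149] [-179.58   12.49  -82.8 ] [-0.03 -1.85 -1.36] [-0.811 -0.21   0.013] 34.8833
```

The hook slipped because my pivot pushed the ring 2–3 mm to +y. I'll redo it with the corrected rotation shift: re-tilt nose-up, back −y, hook, then drop the nose without pushing.

```bash
python3 -m creep '[[0,0,0,-0.0006,0,-0.003,0],[0,-0.02,0,0.002,-0.0005,-0.001,0],[0,-0.04,0,0.005,-0.001,0.0025,0],[0,-0.06,0,0.0084,-0.0015,0.006,0],[0,-0.06,0,0.0088,-0.0015,0.0078,0],[0,-0.06,0,0.0088,-0.0015,0.0078,0]]' |sed -n 2,4p; python3 -m creep '[[0,0,0,0.0004,0,0.0015,0],[0,0,0,0.0004,0,0.0015,0]]' | sed -n '2,4p'; python3 look.py scene 342 226 54 42 14 sr46.png 1.5
```

```text
tool_pos: [0.6276, -0.0793, 0.2037]
orientation: [-179.7, 15.9, -83.0]
force: [-0.2, -0.7, -2.1]
tool_pos: [0.628, -0.0787, 0.2034]
orientation: [-179.6, 15.9, -82.8]
force: [-0.7, -1.4, -2.3]
sr46.png origin 315 205 scale 14
[ 0.628  -0.0786  0.2037] [-179.59   15.87  -82.81] [-0.27 -0.06 -2.51] [-1.316 -0.145  0.041] 35.6
```

```bash
python3 -m creep '[[0,0,0,-0.0002,-0.001,-0.001,0],[0,0,0,-0.0002,-0.001,0.0006,0]]' | sed -n '2,4p'; for i in 1 2 3; do python3 -m creep '[[0,0,0,-0.0007,0,0.0004,0],[0,0,0,-0.0007,0,0.0004,0]]' | sed -n '2,4p'; done; python3 look.py scene 342 226 54 42 14 sr47.png 1.5
```

```text
tool_pos: [0.6292, -0.0779, 0.2036]
orientation: [-179.5, 15.9, -82.8]
force: [0.3, -1.4, -1.6]
tool_pos: [0.6287, -0.0769, 0.2029]
orientation: [-179.6, 15.9, -82.8]
force: [0.5, -0.9, -1.3]
tool_pos: [0.6287, -0.0765, 0.2028]
orientation: [-179.6, 15.9, -82.8]
force: [0.3, -2.3, -0.7]
tool_pos: [0.6287, -0.0761, 0.2025]
orientation: [-179.6, 15.8, -82.8]
force: [1.1, -4.3, -0.6]
sr47.png origin 315 205 scale 14
[ 0.6287 -0.0761  0.2025] [-179.59   15.85  -82.82] [ 0.88 -4.63 -1.6 ] [-2.335 -0.329 -0.012] 36.3167
```

Hooked again with Fy −4.6 N. Now the nose drop with the corrected pivot.

```bash
python3 -m creep '[[0,0.015,0,-0.0012,0,-0.0022,0],[0,0.03,0,-0.0024,0,-0.0044,0],[0,0.045,0,-0.0036,0,-0.0066,0],[0,0.06,0,-0.0048,0,-0.0088,0],[0,0.06,0,-0.0048,0,-0.0088,0]]' |sed -n 2,4p; python3 look.py scene 342 226 54 42 14 sr48.png 1.5
```

```text
tool_pos: [0.6283, -0.0729, 0.2131]
orientation: [-179.6, 12.4, -82.8]
force: [0.8, -4.0, -1.4]
sr48.png origin 315 205 scale 14
[ 0.6282 -0.0729  0.2127] [-179.57   12.42  -82.77] [ 2.05 -4.95 -1.7 ] [-1.977 -0.353 -0.039] 36.7833
```

Still seated (Fy −5, Fx +2), and the hexagon pushes the ring toward +x, matching the slivers. I'll move +x 1.5 mm while lowering the nose the rest.

```bash
python3 -m creep '[[0,0.005,0,-0.0003,-0.0008,-0.0005,0],[0,0.01,0,-0.0007,-0.0015,-0.0012,0],[0,0.02,0,-0.0015,-0.0015,-0.0026,0],[0,0.03,0,-0.0022,-0.0015,-0.004,0],[0,0.03,0,-0.0022,-0.0015,-0.004,0]]' |sed -n 2,4p; python3 look.py scene 342 226 54 42 14 sr49.png 1.5
```

```text
tool_pos: [0.6294, -0.0714, 0.2167]
orientation: [-179.6, 10.7, -82.8]
force: [-1.0, -0.5, -2.0]
sr49.png origin 315 205 scale 14
[ 0.6294 -0.0715  0.2166] [-179.62   10.74  -82.82] [ 0.45 -0.65 -1.27] [-0.454  0.15   0.043] 37.25
```

Run:
```python
from h import *
np.set_printoptions(precision=4,suppress=True)
for nm,(hx,hy),R,B in (("37",(215,291),617,418),("41",(213,307),615,428),("49",(213,302),612,420),("35",None,0,0)):
    if nm=="35":
        h=onz("scene",[(232+(241+.5)/10-.5,186+(337+.5)/10-.5)],.2005+.013+.003)[0]; c=np.array([.5772,-.0558])
    else:
        h=onz("scene",[(315+(hx+.5)/14-.5,205+(hy+.5)/14-.5)],.180)[0]; c=np.array([.583+(B-422)/3.3e3,.1187]); c[1]+=(R-614-(B-422)*.3)/5.8e3
    d=c-h[:2]; print(nm,h,c,np.hypot(*d)*1e3,np.degrees(np.arctan2(d[1],d[0])))
```

```text
37 [0.5936 0.0751 0.18  ] [0.5818 0.1194] 45.850574678404655 104.96535778758205
41 [0.5982 0.0738 0.18  ] [0.5848 0.1186] 46.755212429882604 106.67117734526337
49 [0.5968 0.0741 0.18  ] [0.5824 0.1185] 46.64063497293867 107.96139191580836Traceback (most recent call last):
  File "<stdin>", line 3, in <module>
TypeError: cannot unpack non-iterable NoneType object
```

Kinematics give ring yaw ≈104°, offset about −1 mm in x. So I'll re-hook and slide +x along the V under axial push until the side force reverses, then drop the nose while holding both pushes.

```bash
python3 -m creep '[[0,0,0,-0.0003,0,-0.0015,0],[0,-0.02,0.005,0.002,-0.001,0.0015,0],[0,-0.04,0.01,0.0042,-0.001,0.0055,0],[0,-0.05,0.01,0.0047,-0.001,0.008,0],[0,-0.05,0.01,0.0047,-0.001,0.008,0]]' |sed -n 2,4p; for i in 1 2; do python3 -m creep '[[0,0,0,-0.0006,-0.0004,0.0003,0],[0,0,0,-0.0006,-0.0004,0.0003,0]]' | sed -n '2,4p'; done; python3 look.py scene 342 226 54 42 14 sr50.png 1.5
```

```text
tool_pos: [0.6307, -0.0756, 0.2066]
orientation: [-179.8, 13.7, -83.5]
force: [-0.7, 1.7, -0.9]
tool_pos: [0.6315, -0.0749, 0.2077]
orientation: [-179.7, 13.6, -83.4]
force: [-0.4, -2.0, -1.9]
tool_pos: [0.6319, -0.0741, 0.2079]
orientation: [-179.7, 13.5, -83.4]
force: [1.3, -4.9, -1.9]
sr50.png origin 315 205 scale 14
[ 0.6319 -0.0741  0.2079] [-179.69   13.54  -83.41] [ 0.78 -5.   -1.49] [-2.486 -0.479  0.027] 38.05
```

```bash
for i in 1 2; do python3 -m creep '[[0,0,0,0,-0.001,0,0],[0,0,0,0,-0.001,0,0]]' | sed -n '2,4p'; done; python3 -m creep '[[0,0.015,0,-0.0014,-0.0005,-0.0021,0],[0,0.03,0,-0.0027,-0.001,-0.0042,0],[0,0.045,0,-0.004,-0.0015,-0.0064,0],[0,0.055,0,-0.005,-0.002,-0.0078,0],[0,0.055,0,-0.005,-0.002,-0.0078,0]]' |sed -n 2,4p; python3 look.py scene 342 226 54 42 14 sr51.png 1.5
```

```text
tool_pos: [0.6328, -0.0738, 0.2078]
orientation: [-179.7, 13.6, -83.4]
force: [2.2, -5.7, -1.6]
tool_pos: [0.6337, -0.0735, 0.2076]
orientation: [-179.7, 13.6, -83.4]
force: [1.7, -4.7, -2.4]
tool_pos: [0.6352, -0.0689, 0.2169]
orientation: [-179.7, 10.4, -83.4]
force: [0.5, -0.7, -1.7]
sr51.png origin 315 205 scale 14
[ 0.6351 -0.0691  0.2166] [-179.71   10.48  -83.37] [ 0.33  0.04 -1.58] [-0.285 -0.014 -0.036] 38.85
```

The nose is level now, but the ring slid 1.3 mm to +y and yaw is ~105.7° (target 102°). I'll lift 2 mm, rotate clockwise 3.4° about the ring, shift −y 1.2 mm, +x 0.5 mm, and lower.

```bash
python3 -m creep '[[0,0,0,-0.0004,0,-0.0025,0],[0.0035,0,0.02,0.0006,0.0037,-0.0025,0],[0.007,0,0.04,0.0016,0.0074,-0.0025,0],[0.011,0,0.059,0.0025,0.0112,-0.0025,0],[0.011,0,0.059,0.0025,0.0112,-0.0025,0],[0.011,0,0.059,0.0025,0.0112,-0.0025,0]]' |sed -n 2,4p; python3 look.py scene 342 226 54 42 14 sr52.png 1.5
```

```text
tool_pos: [0.6238, -0.0745, 0.2182]
orientation: [-179.8, 10.5, -86.9]
force: [-0.8, 0.8, -3.2]
sr52.png origin 315 205 scale 14
[ 0.624  -0.0744  0.2182] [-179.76   10.47  -86.88] [-0.17  0.7  -3.33] [-0.844  0.03   0.069] 39.4
```

```bash
python3 -m creep '[[0,0,0,-0.0002,0,-0.0012,0],[0,0,0,-0.0015,0.0003,-0.0008,0],[0,0,0,-0.0015,0.0003,0.0,0],[0,0,0,-0.0013,0.0003,0.0008,0],[0,0,0,-0.0013,0.0003,0.0008,0]]' |sed -n 2,4p;  python3 -m creep '[[0,0,0,0.0002,0,0.001,0],[0,0,0,0.0002,0,0.001,0]]' | sed -n '2,4p'; python3 look.py scene 342 226 54 42 14 sr53.png 1.5
```

```text
tool_pos: [0.6241, -0.0728, 0.2176]
orientation: [-179.7, 10.5, -86.9]
force: [0.5, 1.4, -3.2]
tool_pos: [0.6241, -0.0728, 0.2167]
orientation: [-179.7, 10.5, -86.9]
force: [0.3, -0.9, -1.7]
sr53.png origin 315 205 scale 14
[ 0.6241 -0.0728  0.2168] [-179.72   10.48  -86.88] [-0.27  0.49 -2.04] [-0.293  0.069  0.056] 40.0333
```

```bash
python3 -m creep '[[0,0,0,-0.0002,0,-0.0015,0],[0,0,0,0.0004,0.0013,-0.0015,0],[0,0,0,0.0005,0.0013,0.0,0],[0,0,0,0.0007,0.0013,0.0008,0],[0,0,0,0.0007,0.0013,0.0008,0]]' |sed -n 2,4p;  python3 -m creep '[[0,0,0,0.0002,0,0.001,0],[0,0,0,0.0002,0,0.001,0]]' | sed -n '2,4p'; python3 look.py scene 342 226 54 42 14 sr54.png 1.5
```

```text
tool_pos: [0.6227, -0.0736, 0.2157]
orientation: [-179.7, 10.5, -86.9]
force: [0.4, -1.7, -0.9]
tool_pos: [0.6227, -0.0736, 0.2146]
orientation: [-179.7, 10.5, -86.9]
force: [0.5, -2.3, -1.1]
sr54.png origin 315 205 scale 14
[ 0.6227 -0.0736  0.2147] [-179.74   10.47  -86.88] [-0.03 -1.89 -1.46] [-0.798 -0.04   0.037] 40.6667
```

```bash
for i in 1 2; do python3 -m creep '[[0,0,0,-0.0006,0,0,0],[0,0,0,-0.0006,0,0,0]]' | sed -n '2,4p'; done; python3 look.py scene 342 226 54 42 14 sr55.png 1.5
```

```text
tool_pos: [0.6227, -0.0731, 0.2149]
orientation: [-179.7, 10.5, -86.9]
force: [-0.0, -3.0, -1.7]
tool_pos: [0.6228, -0.0727, 0.2151]
orientation: [-179.7, 10.4, -86.9]
force: [1.1, -4.4, -1.3]
sr55.png origin 315 205 scale 14
[ 0.6227 -0.0727  0.215 ] [-179.73   10.44  -86.87] [ 1.21 -3.72 -1.11] [-1.902 -0.247  0.039] 41.05
```

Caught again at the handle side (Fy −4) with a concentric outline. I'll rotate the nose down with the grip's horizontal position held fixed.

```bash
python3 -m creep '[[0,0.01,0,-0.0008,0,-0.0015,0],[0,0.02,0,-0.0016,0,-0.003,0],[0,0.03,0,-0.0024,0,-0.0046,0],[0,0.03,0,-0.0024,0,-0.0046,0]]' |sed -n 2,4p; python3 -m creep '[[0,0.01,0,-0.0008,0,-0.001,0],[0,0.02,0,-0.0015,0,-0.002,0],[0,0.02,0,-0.0015,0,-0.002,0]]' |sed -n 2,4p;python3 look.py scene 342 226 54 42 14 sr56.png 1.5
```

```text
tool_pos: [0.6225, -0.07, 0.2204]
orientation: [-179.7, 8.7, -86.8]
force: [0.4, -0.5, -1.5]
tool_pos: [0.6224, -0.069, 0.2223]
orientation: [-179.7, 7.6, -86.9]
force: [-0.3, -0.1, -0.6]
sr56.png origin 315 205 scale 14
[ 0.6224 -0.069   0.2222] [-179.74    7.61  -86.85] [-0.24  0.58 -1.5 ] [ 0.157  0.106 -0.001] 41.6833
```

```bash
for i in 1 2 3; do python3 -m creep '[[0,0,0,0.0006,-0.0003,0.0003,0],[0,0,0,0.0006,-0.0003,0.0003,0]]' | sed -n '2,4p'; done; python3 look.py scene 342 226 54 42 14 sr57.png 1.5
```

```text
tool_pos: [0.6227, -0.0699, 0.2215]
orientation: [-179.8, 7.6, -86.9]
force: [0.1, 0.8, -0.6]
tool_pos: [0.6231, -0.0708, 0.2211]
orientation: [-179.8, 7.6, -86.9]
force: [0.0, 1.0, -0.2]
tool_pos: [0.6234, -0.0714, 0.2208]
orientation: [-179.8, 7.6, -86.9]
force: [-0.9, 1.7, -1.4]
sr57.png origin 315 205 scale 14
[ 0.6234 -0.0714  0.2208] [-179.76    7.61  -86.9 ] [-0.34  1.91 -1.24] [0.156 0.262 0.105] 42.2333
```

Run:
```python
from h import *
from scipy.ndimage import map_coordinates
def prof(f,c,y0,y1):
    s=cv2.imread(f).astype(float); hs=s.mean(2); sat=cv2.cvtColor(cv2.imread(f),cv2.COLOR_BGR2HSV)[...,1].astype(float)
    ys=np.arange(y0,y1); print(f,c,[(int(y),int(hs[y,c]),int(sat[y,c])) for y in ys])
prof("pics/full_sr36.png",347,212,236)
prof("pics/full_sr57.png",347,214,240)
prof("pics/s35.png",275,208,232)
```

```text
pics/full_sr36.png 347 [(212, 149, 139), (213, 145, 138), (214, 139, 126), (215, 117, 63), (216, 110, 14), (217, 112, 9), (218, 113, 9), (219, 114, 11), (220, 120, 48), (221, 131, 114), (222, 136, 137), (223, 111, 134), (224, 52, 93), (225, 61, 8), (226, 103, 10), (227, 119, 8), (228, 130, 8), (229, 120, 8), (230, 117, 9), (231, 106, 9), (232, 69, 7), (233, 38, 7), (234, 34, 7), (235, 32, 0)]
pics/full_sr57.png 347 [(214, 142, 139), (215, 140, 140), (216, 142, 139), (217, 138, 127), (218, 117, 66), (219, 108, 16), (220, 109, 9), (221, 110, 9), (222, 109, 9), (223, 100, 10), (224, 60, 4), (225, 35, 7), (226, 30, 16), (227, 31, 8), (228, 47, 5), (229, 82, 9), (230, 113, 7), (231, 132, 8), (232, 118, 9), (233, 115, 9), (234, 108, 9), (235, 80, 6), (236, 39, 6), (237, 32, 8), (238, 32, 8), (239, 34, 7)]
pics/s35.png 275 [(208, 72, 135), (209, 71, 135), (210, 69, 135), (211, 79, 94), (212, 100, 29), (213, 111, 11), (214, 115, 11), (215, 116, 11), (216, 117, 11), (217, 111, 22), (218, 93, 70), (219, 76, 126), (220, 72, 138), (221, 75, 118), (222, 88, 69), (223, 111, 11), (224, 124, 8), (225, 129, 10), (226, 121, 8), (227, 121, 8), (228, 114, 15), (229, 91, 55), (230, 72, 125), (231, 70, 135)]
```

Re-reading the hook data: the V seated (Fx:Fy in the V's own direction) at outline R≈614, B≈428 and yaw ≈104°. The true concentric position is therefore R≈609, B≈429, yaw ≈104°, about 2 mm further +x than assumed. I'm nearly there, so rotate CCW 2° with a slight +y/+x.

```bash
python3 -m creep '[[0,0,0,-0.0002,0,-0.0015,0],[-0.003,0,-0.017,-0.0008,-0.0035,-0.0015,0],[-0.005,0,-0.035,-0.0014,-0.007,-0.0015,0],[-0.005,0,-0.035,-0.0013,-0.007,0,0],[-0.005,0,-0.035,-0.0012,-0.007,0.0008,0],[-0.005,0,-0.035,-0.0012,-0.007,0.0008,0]]' |sed -n 2,4p; python3 -m creep '[[0,0,0,0.0001,0,0.001,0],[0,0,0,0.0001,0,0.001,0]]'|sed -n 2,4p; python3 look.py scene 342 226 54 42 14 sr58.png 1.5
```

```text
tool_pos: [0.6306, -0.0698, 0.2202]
orientation: [-179.8, 7.6, -84.9]
force: [0.3, -1.8, -0.7]
tool_pos: [0.6305, -0.0697, 0.2194]
orientation: [-179.7, 7.6, -84.9]
force: [0.9, -1.1, -0.9]
sr58.png origin 315 205 scale 14
[ 0.6305 -0.0696  0.2195] [-179.74    7.59  -84.88] [ 1.27 -1.49 -0.7 ] [-0.517 -0.233 -0.1  ] 42.95
```

The side force (1.3,−1.5) lies exactly along the normal of one hexagon flat, so that flank is engaged. I'll follow the force with +x 0.7 mm, −y 0.6 mm, while pressing.

```bash
for i in 1 2 3; do python3 -m creep '[[0,0,0,0.0003,-0.0005,0.0004,0],[0,0,0,0.0003,-0.0005,0.0004,0]]'|sed -n 2,4p; done; python3 look.py scene 342 226 54 42 14 sr59.png 1.5
```

```text
tool_pos: [0.6308, -0.0696, 0.2189]
orientation: [-179.8, 7.6, -84.9]
force: [0.4, 0.2, -0.9]
tool_pos: [0.6312, -0.0697, 0.2183]
orientation: [-179.8, 7.6, -84.9]
force: [0.4, 0.4, -0.2]
tool_pos: [0.6318, -0.0699, 0.2179]
orientation: [-179.8, 7.6, -84.9]
force: [-0.9, 1.5, -0.8]
sr59.png origin 315 205 scale 14
[ 0.6319 -0.07    0.2179] [-179.78    7.61  -84.87] [ 0.16  0.69 -2.09] [0.27  0.333 0.135] 43.5
```

```bash
python3 -m creep '[[0,0,0,-0.0004,0,0.0003,0],[0.003,0,0.02,0.0002,0.0038,0.0006,0],[0.006,0,0.04,0.0008,0.0076,0.0009,0],[0.003,0,0.02,0.0001,0.0042,0.001,0],[0,0,0,-0.0006,0.0006,0.001,0],[-0.003,0,-0.02,-0.0012,-0.0034,0.001,0],[-0.006,0,-0.04,-0.0018,-0.0072,0.001,0],[-0.003,0,-0.02,-0.0014,-0.0034,0.001,0],[0,0,0,-0.0008,0.0004,0.001,0]]'|sed -n 2,4p;  python3 look.py scene 342 226 54 42 14 sr60.png 1.5
```

```text
tool_pos: [0.6318, -0.0693, 0.2168]
orientation: [-179.8, 7.6, -85.0]
force: [0.2, -0.5, -2.0]
sr60.png origin 315 205 scale 14
[ 0.6307 -0.0696  0.217 ] [-179.79    7.6   -85.1 ] [-0.98 -1.13 -2.02] [-0.536  0.181 -0.03 ] 44.3
```

```bash
python3 -m creep '[[0,0,0,-0.0002,0,-0.0015,0],[0,-0.012,0,0.0006,0.0008,0,0],[0,-0.024,0,0.0016,0.0012,0.0027,0],[0,-0.035,0,0.0026,0.0012,0.0058,0],[0,-0.035,0,0.0028,0.0012,0.0064,0],[0,-0.035,0,0.0029,0.0012,0.007,0]]'|sed -n 2,4p; for i in 1 2 3; do python3 -m creep '[[0,0,0,-0.0005,0,0.0002,0],[0,0,0,-0.0005,0,0.0002,0]]'|sed -n 4p; done;  python3 look.py scene 342 226 54 42 14 sr61.png 1.5
```

```text
tool_pos: [0.6304, -0.0715, 0.2095]
orientation: [-179.8, 9.6, -84.9]
force: [-2.2, -0.0, -0.6]
force: [-0.0, -1.3, -1.6]
force: [-0.3, -3.4, -0.8]
force: [0.5, -5.6, -1.1]
sr61.png origin 315 205 scale 14
[ 0.6306 -0.0701  0.2097] [-179.73    9.56  -84.85] [ 1.07 -5.79 -0.61] [-1.961 -0.378  0.041] 45.35
```

```bash
python3 -m creep '[[0,0.015,0,-0.0011,-0.0002,-0.0026,0],[0,0.03,0,-0.0022,-0.0003,-0.0052,0],[0,0.045,0,-0.0034,-0.0005,-0.0078,0],[0,0.045,0,-0.0034,-0.0005,-0.0078,0]]' && python3 look.py scene 342 226 54 42 14 sr62.png 1.5
```

```text
clock: 45.68
tool_pos: [0.6306, -0.0667, 0.2184]
orientation: [-179.7, 7.0, -84.8]
force: [0.6, -0.5, -1.5]
opening: 0.0255
sr62.png origin 315 205 scale 14
[ 0.6306 -0.0667  0.2181] [-179.73    7.03  -84.8 ] [ 0.5  -0.4  -2.33] [-0.47  -0.107  0.   ] 45.7333
```

View pics/sr62.png

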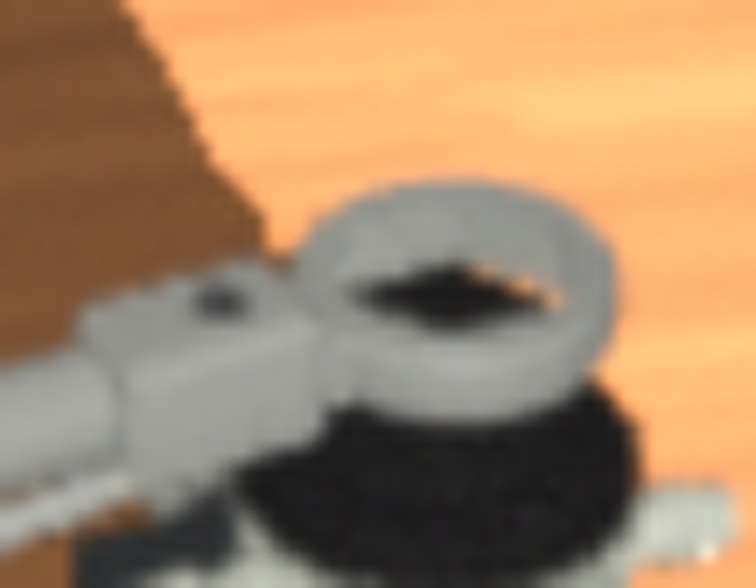

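```bash
ls pics | tail -3; cat look.py | head -40
```

```text
z16.png
z32.png
zc.png
from h import *
import sys
n,cx,cy,w,h,k,name,gain=sys.argv[1],*map(int,sys.argv[2:7]),sys.argv[7],float(sys.argv[8])
s=ctrl.snapshot(n); cv2.imwrite("pics/full_"+name,s)
crop(n,np.clip((s.astype(float)-10)*gain,0,255).astype(np.uint8),(cx,cy),(w,h),k,name)
o=ctrl.get_obs(); print(o["tool_pos"].round(4),o["orientation"].round(2),o["force"].round(2),o["moment"].round(3),o["clock"])
```

```bash
python3 -m creep '[[0,0,0,0.0001,0,0.0015,0],[0,0,0,0.0006,0.001,0.0015,0],[0,0,0,0.0009,0.003,0.0015,0],[0,0,0,0.0012,0.004,0.002,0]]' && python3 look.py scene 342 226 54 42 14 sr63.png 1.5
```

```text
clock: 46.07
tool_pos: [0.6265, -0.0687, 0.2155]
orientation: [-179.8, 7.1, -84.9]
force: [0.2, 0.6, -0.4]
opening: 0.0263
sr63.png origin 315 205 scale 14
[ 0.6263 -0.0689  0.2154] [-179.78    7.06  -84.89] [-0.43  1.01 -0.85] [ 0.4    0.125 -0.072] 46.1167
```

View pics/sr63.png

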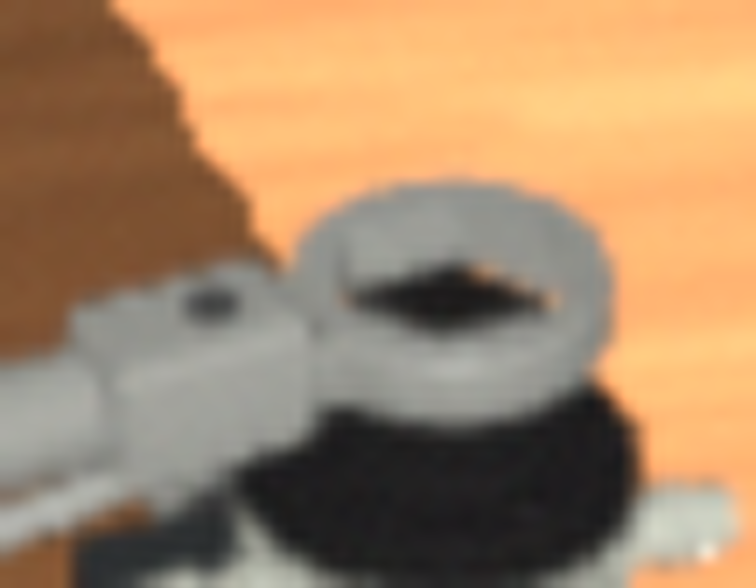

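```bash
python3 -m creep '[[0,0,0,0.0003,-0.002,0.001,0],[0,0,0,0.0004,-0.004,0.0015,0],[0,0,0,0.0005,-0.006,0.0015,0],[0,0,0,0.0006,-0.007,0.002,0]]' && python3 look.py scene 342 226 54 42 14 sr64.png 1.5
```

```text
clock: 46.45
tool_pos: [0.634, -0.0687, 0.2134]
orientation: [-179.8, 7.0, -84.9]
force: [-0.7, 1.1, -1.2]
opening: 0.0256
sr64.png origin 315 205 scale 14
[ 0.6341 -0.0686  0.2132] [-179.78    7.02  -84.87] [-0.71  0.3  -0.51] [0.081 0.177 0.022] 46.5
```

View pics/sr64.png

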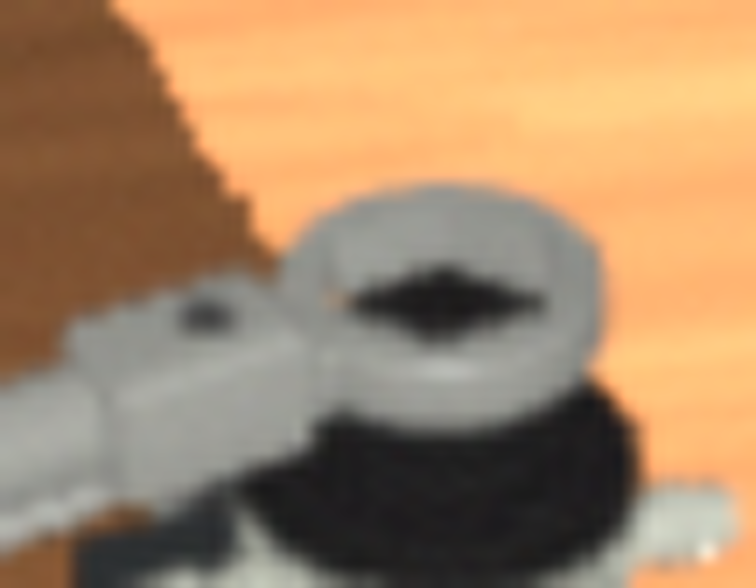

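```bash
python3 -m creep '[[0,0,0,-0.0004,0.001,0.0005,0],[0,0,0,-0.0008,0.002,0.0005,0],[0,0,0,-0.001,0.002,0.0005,0]]' && python3 look.py scene 342 226 54 42 14 sr65.png 1.5
```

```text
clock: 46.75
tool_pos: [0.6317, -0.0681, 0.2134]
orientation: [-179.7, 7.0, -84.9]
force: [1.2, -1.6, -1.6]
opening: 0.0258
sr65.png origin 315 205 scale 14
[ 0.6317 -0.0681  0.2134] [-179.73    7.    -84.87] [ 1.48 -1.52 -1.93] [-0.855 -0.229 -0.041] 46.8
```

View pics/sr65.png

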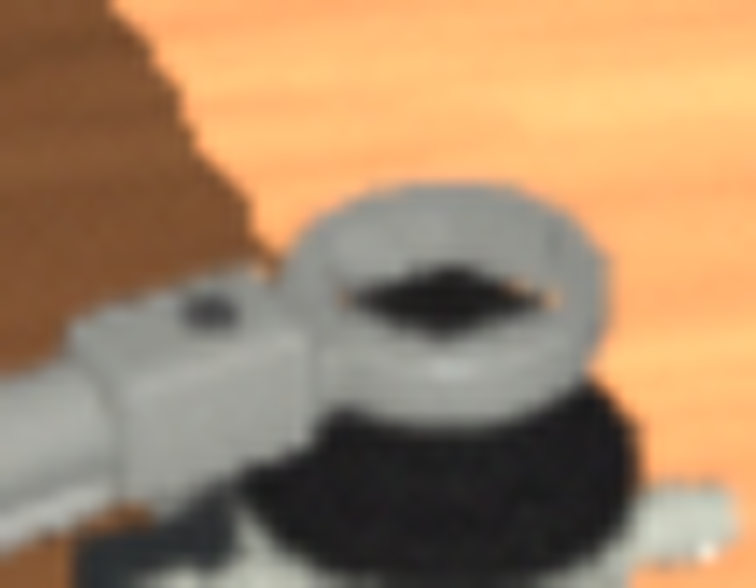

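```bash
python3 -m creep '[[0,0.015,0,-0.0008,0,0,0],[0,0.03,0,-0.0016,0.001,-0.001,0],[0,0.04,0,-0.0022,0.003,-0.002,0],[0,0.04,0,-0.0019,0.005,-0.002,0]]' && python3 look.py scene 342 226 54 42 14 sr66.png 1.5
```

```text
clock: 47.13
tool_pos: [0.6264, -0.0663, 0.2158]
orientation: [-179.7, 4.7, -84.8]
force: [1.6, -2.9, -2.3]
opening: 0.026
sr66.png origin 315 205 scale 14
[ 0.6259 -0.0663  0.2156] [-179.77    4.71  -84.83] [-0.06 -2.08 -2.48] [-0.805 -0.061 -0.057] 47.1833
```

View pics/sr66.png

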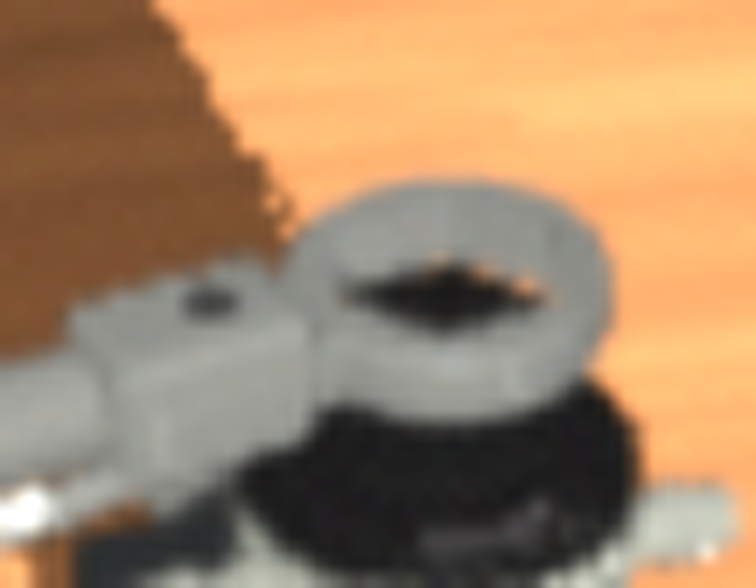

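```bash
python3 -m creep '[[0,0.012,0,-0.0004,-0.001,-0.0021,0],[0,0.024,0,-0.001,-0.002,-0.0042,0],[0,0.035,0,-0.0016,-0.003,-0.0062,0],[0,0.035,0,-0.0014,-0.002,-0.0055,0]]' && python3 look.py scene 342 226 54 42 14 sr67.png 1.5
```

```text
clock: 47.52
tool_pos: [0.629, -0.0649, 0.2216]
orientation: [-179.7, 2.7, -84.8]
force: [1.4, -0.9, -0.2]
opening: 0.0258
sr67.png origin 315 205 scale 14
[ 0.6286 -0.0651  0.2212] [-179.73    2.7   -84.84] [-0.34 -1.51 -1.26] [ 0.035 -0.005 -0.082] 47.5667
```

View pics/sr67.png

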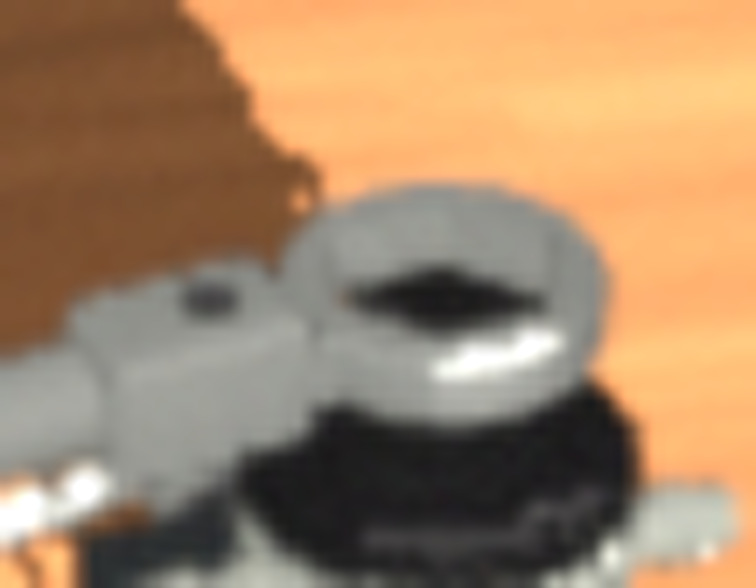

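```bash
python3 -m creep '[[0,0,0,-0.0003,0.001,0.0008,0],[0,0,0,-0.0006,0.002,0.001,0],[0,0,0,-0.0009,0.003,0.0012,0],[0,0,0,-0.0009,0.003,0.0012,0]]' && python3 look.py scene 342 226 54 42 14 sr68.png 1.5
```

```text
clock: 47.9
tool_pos: [0.6251, -0.0649, 0.2198]
orientation: [-179.8, 2.7, -84.9]
force: [-0.1, -0.6, -1.7]
opening: 0.0258
sr68.png origin 315 205 scale 14
[ 0.6252 -0.0649  0.2198] [-179.77    2.73  -84.9 ] [-0.61 -1.23 -1.66] [-0.022 -0.126 -0.001] 47.95
```

View pics/sr68.png

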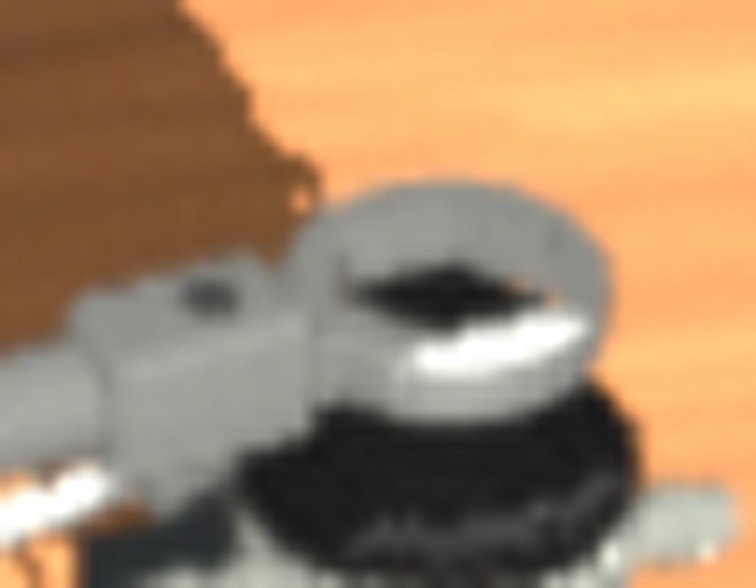

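```bash
python3 -m creep '[[0,0,0,0.0004,0,0.0008,0],[0,0,0,0.0006,0.0015,0.001,0],[0,0,0,0.0008,0.003,0.001,0],[0,0,0,0.001,0.0045,0.001,0],[0,0,0,0.0012,0.006,0.001,0]]' && python3 look.py scene 342 226 54 42 14 sr69.png 1.5
```

```text
clock: 48.37
tool_pos: [0.6193, -0.0667, 0.2188]
orientation: [-179.8, 2.7, -84.9]
force: [0.9, -0.2, -1.8]
opening: 0.0258
sr69.png origin 315 205 scale 14
[ 0.6191 -0.0667  0.2188] [-179.77    2.73  -84.9 ] [-0.33 -1.38 -1.16] [-0.245 -0.055 -0.017] 48.4167
```

View pics/sr69.png

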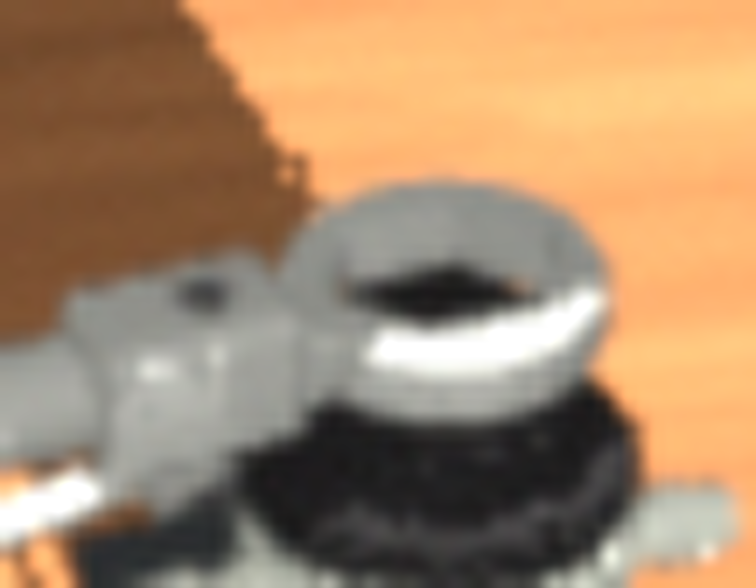

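```bash
python3 -m creep '[[0,-0.015,0,0.0018,0,0.0026,0],[0,-0.03,0,0.0028,0,0.0052,0],[0,-0.045,0,0.0036,0,0.0078,0],[0,-0.045,0,0.003,0,0.0085,0],[0,-0.045,0,0.0024,0,0.0085,0],[0,-0.045,0,0.0018,0,0.0085,0]]'
```

```text
clock: 48.92
tool_pos: [0.6197, -0.0683, 0.2101]
orientation: [-179.8, 5.3, -84.9]
force: [0.5, -2.1, -1.3]
opening: 0.0261
```

```bash
python3 -m creep '[[0,0,0,-0.0006,0,0.0005,0],[0,0,0,-0.0012,0,0.001,0]]'
```

```text
clock: 49.08
tool_pos: [0.6198, -0.0674, 0.2097]
orientation: [-179.7, 5.2, -84.9]
force: [1.2, -6.7, -0.4]
opening: 0.0256
```

```bash
python3 -m creep '[[0,0,0,0.0004,-0.001,0,0],[0,0,0,0.0002,-0.003,0,0],[0,0,0,-0.0001,-0.005,0,0],[0,0,0,-0.0004,-0.007,0,0]]';python3 look.py scene 342 226 54 42 14 sr70.png 1.5
```

```text
clock: 49.42
tool_pos: [0.6266, -0.0656, 0.2092]
orientation: [-179.8, 5.3, -84.9]
force: [0.3, -4.7, -5.3]
opening: 0.0258
sr70.png origin 315 205 scale 14
[ 0.6268 -0.0655  0.2089] [-179.79    5.29  -84.87] [ 1.17 -3.04 -4.68] [-1.948 -0.392  0.002] 49.4667
```

View pics/sr70.png

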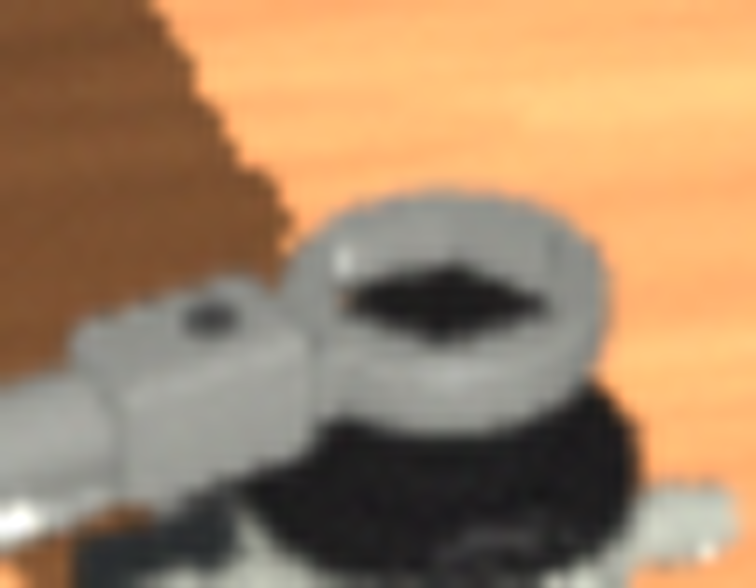

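```bash
python3 -m creep '[[0,0.01,0,-0.0003,0,0,0],[0,0.02,0,-0.0007,0,0,0],[0,0.03,0,-0.0012,0,0,0],[0,0.03,0,-0.0012,0,0,0]]';python3 look.py scene 342 226 54 42 14 sr71.png 1.5
```

```text
clock: 49.8
tool_pos: [0.6262, -0.064, 0.2094]
orientation: [-179.8, 3.5, -84.8]
force: [0.2, -3.0, -4.1]
opening: 0.0259
sr71.png origin 315 205 scale 14
[ 0.6262 -0.064   0.2094] [-179.77    3.56  -84.84] [ 1.6  -3.11 -4.57] [-1.393 -0.39  -0.079] 49.85
```

View pics/sr71.png

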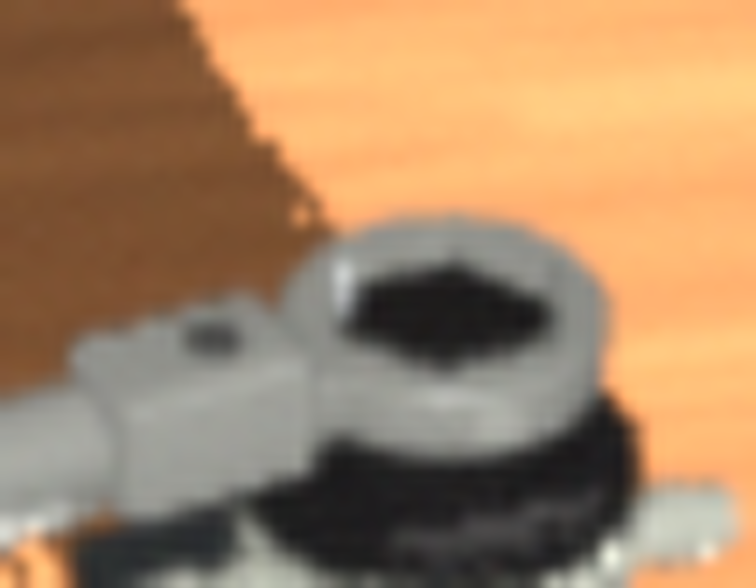

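```bash
python3 -m creep '[[0,0.01,0,-0.0003,0,0.0005,0],[0,0.02,0,-0.0007,0,0.001,0],[0,0.03,0,-0.001,0,0.0015,0],[0,0.03,0,-0.001,0,0.002,0]]';python3 look.py scene 342 226 54 42 14 sr72.png 1.5
```

```text
clock: 50.18
tool_pos: [0.6261, -0.0626, 0.2075]
orientation: [-179.8, 1.8, -84.9]
force: [0.5, 2.1, -2.9]
opening: 0.026
sr72.png origin 315 205 scale 14
[ 0.6261 -0.0627  0.2074] [-179.77    1.87  -84.85] [ 0.33  2.11 -3.  ] [ 0.587  0.084 -0.017] 50.2333
```

View pics/sr72.png

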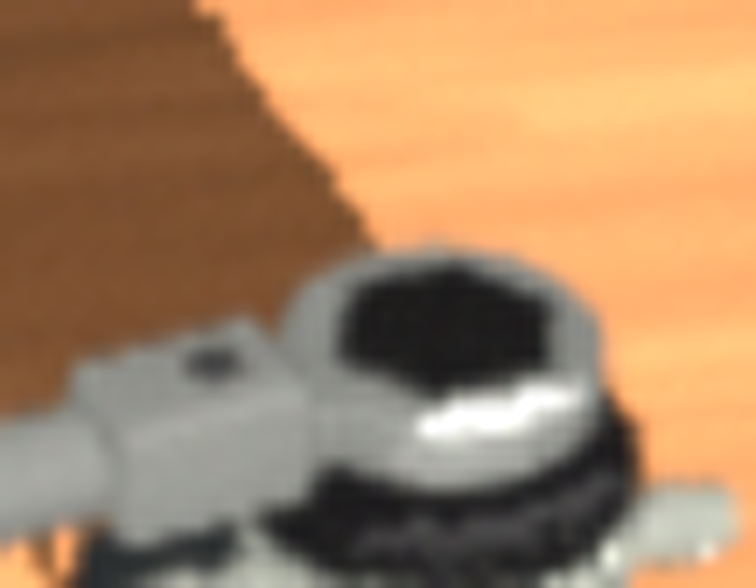

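```bash
python3 -m creep '[[0,0.008,0,0,0,0.001,0],[0,0.008,0,0,0,0.002,0]]';python3 look.py scene 342 226 54 42 14 sr73.png 1.5
```

```text
clock: 50.4
tool_pos: [0.6262, -0.0625, 0.2057]
orientation: [-179.7, 1.4, -84.9]
force: [-1.9, 3.5, -1.5]
opening: 0.0257
sr73.png origin 315 205 scale 14
[ 0.6262 -0.0626  0.2056] [-179.75    1.43  -84.88] [-1.63  3.93 -0.26] [ 1.908  0.638 -0.043] 50.45
```

View pics/sr73.png

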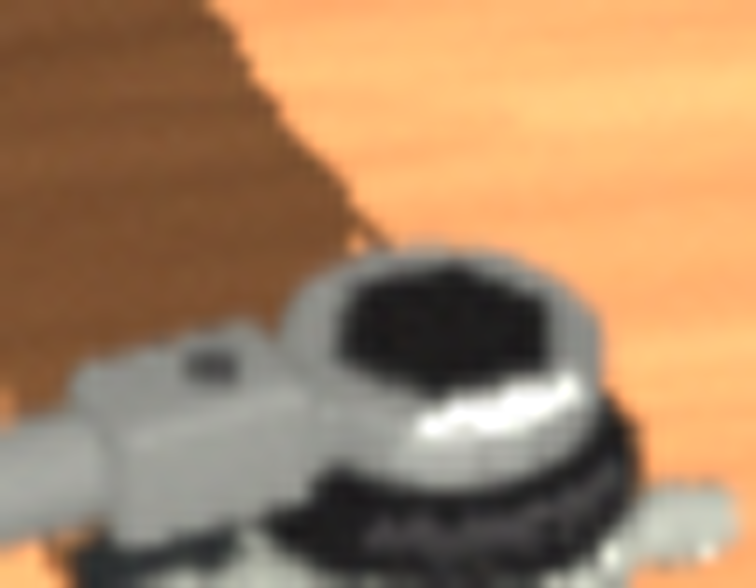

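```bash
python3 -m creep '[[0,0.008,0,-0.0005,0,0,0],[0,0.01,0.033,0.0001,0.0061,0,0],[0,0.01,0.067,0.0007,0.0123,0,0],[0,0.01,0.1,0.0012,0.0184,0,0],[0,0.01,0.1,0.0012,0.0184,0,0]]';python3 look.py scene 342 226 54 42 14 sr74.png 1.5
```

```text
clock: 50.87
tool_pos: [0.6076, -0.0662, 0.2059]
orientation: [-179.8, 0.9, -90.7]
force: [-0.5, 2.5, -1.1]
opening: 0.026
sr74.png origin 315 205 scale 14
[ 0.6081 -0.0661  0.2059] [-179.82    0.85  -90.6 ] [-0.11  1.82 -1.54] [ 0.999  0.086 -0.037] 50.9167
```

View pics/sr74.png

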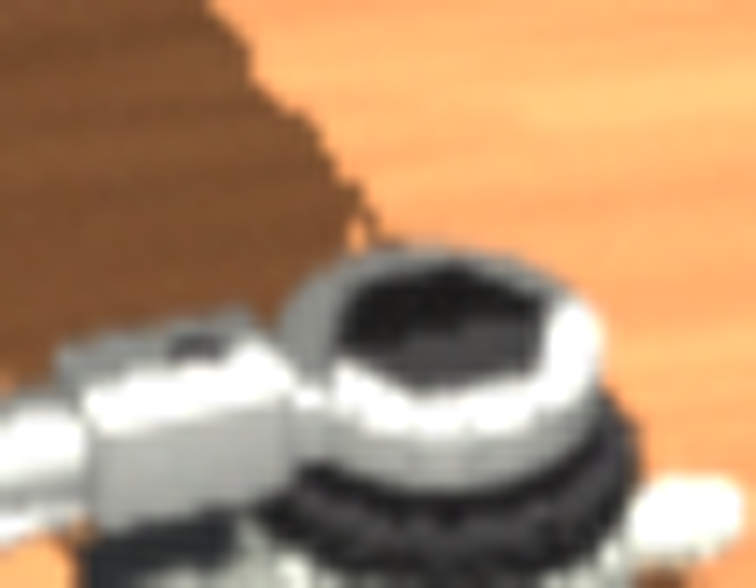

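```bash
python3 -m creep '[[0,0,0.033,0.0005,0.0061,0,0],[0,0,0.067,0.001,0.0123,0,0],[0,0,0.1,0.0014,0.0184,0,0]]'; python3 -c "
from h import *
o=ctrl.get_obs();print(o['tool_pos'],o['orientation'],o['force'],o['moment'])"
```

```text
clock: 51.17
tool_pos: [0.5904, -0.0671, 0.2057]
orientation: [-179.9, 0.9, -96.4]
force: [1.4, 2.8, -1.5]
opening: 0.0258
[ 0.59043304 -0.06710528  0.20570497] [-179.86836053    0.87429128  -96.36425021] [ 1.3622234   2.77999321 -1.50531697] [ 1.23626358 -0.90361421  0.0072253 ]
```

```bash
python3 -m creep '[[0,0,0.025,0.0002,0.0046,0,0],[0,0,0.05,0.0006,0.0092,0,0]]'; python3 look.py scene 342 226 54 42 14 sr75.png 1.5
```

```text
clock: 51.33
tool_pos: [0.583, -0.0671, 0.2067]
orientation: [-179.7, 0.9, -99.2]
force: [8.9, -2.3, -2.5]
opening: 0.0258
sr75.png origin 315 205 scale 14
[ 0.5825 -0.0672  0.2068] [-179.66    0.87  -99.28] [ 5.23 -1.56 -3.37] [-0.415 -2.179 -0.024] 51.3833
```

View pics/sr75.png

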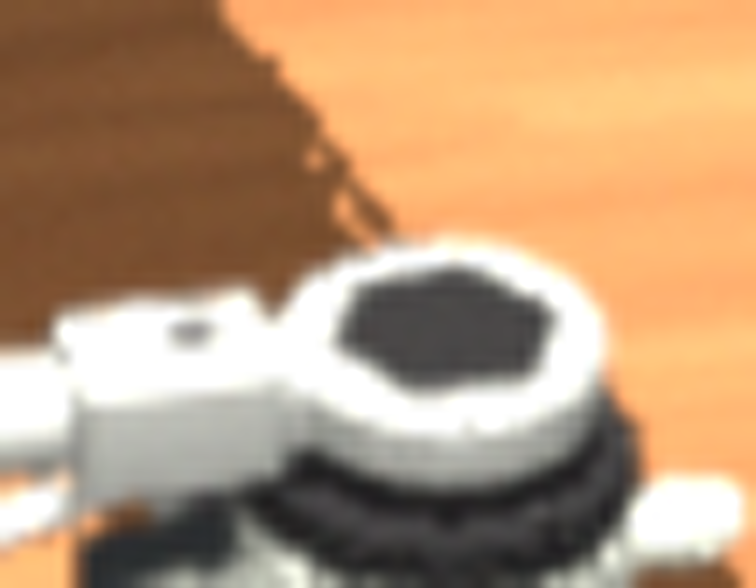

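```bash
python3 -m creep '[[0,0,0.033,0.001,0.0061,0.0005,0],[0,0,0.067,0.0017,0.0123,0.001,0],[0,0,0.1,0.0022,0.0184,0.001,0]]'; python3 -c "
from h import *
o=ctrl.get_obs();print(o['tool_pos'],o['orientation'],o['force'],o['moment'])"
```

```text
clock: 51.63
tool_pos: [0.5663, -0.0666, 0.2065]
orientation: [-179.5, 0.9, -104.9]
force: [11.2, -3.9, -1.0]
opening: 0.0254
[ 0.56632673 -0.06659393  0.20649765] [-179.54539901    0.91625717 -104.88852757] [11.21671546 -3.85272542 -0.95430224] [-1.50451282 -3.97897573 -0.04272274]
```

```bash
cat > f.py <<'E'
from h import *
o=ctrl.get_obs(); p=o['tool_pos']; f=o['force']
import numpy as np
G=p[:2]; C=np.array([.583,.1187]); d=C-G; r=np.hypot(*d); d/=r
print('r %.4f yaw %.2f toolyaw %.2f z %.4f | pull %.2f axial %.2f Fz %.2f t %.2f'%(r,np.degrees(np.arctan2(d[1],d[0])),o['orientation'][2]+180,p[2],f[0]*d[1]-f[1]*d[0],f[0]*d[0]+f[1]*d[1],f[2],o['clock']))
E
python3 -m creep '[[0,0,0.03,0.0015,0.0055,0,0]]' >/dev/null; python3 f.py
python3 -m creep '[[0,0,0.03,0.0009,0.0055,0,0]]' >/dev/null; python3 f.py
```

```text
r 0.1863 yaw 83.13 toolyaw 73.39 z 0.2065 | pull 12.24 axial 1.24 Fz -1.71 t 51.72
r 0.1863 yaw 81.44 toolyaw 71.68 z 0.2066 | pull 11.93 axial -0.91 Fz -1.53 t 51.80
```

```bash
python3 -m creep '[[0,0,0.03,0.0009,0.0055,0,0]]' >/dev/null; python3 f.py
python3 -m creep '[[0,0,0.03,0.0009,0.0055,0,0]]' >/dev/null; python3 f.py
```

```text
r 0.1864 yaw 79.73 toolyaw 69.97 z 0.2066 | pull 11.30 axial -0.16 Fz -2.74 t 51.88
r 0.1864 yaw 78.03 toolyaw 68.25 z 0.2066 | pull 12.06 axial -1.07 Fz -2.19 t 51.97
```

```bash
python3 look.py scene 342 226 54 42 14 sr76.png 1.2
```

```text
sr76.png origin 315 205 scale 14
[ 0.5434 -0.0635  0.2066] [-179.67    1.01 -111.9 ] [ 9.77 -2.49 -3.03] [-0.896 -3.929 -0.197] 52.0167
```

View pics/sr76.png

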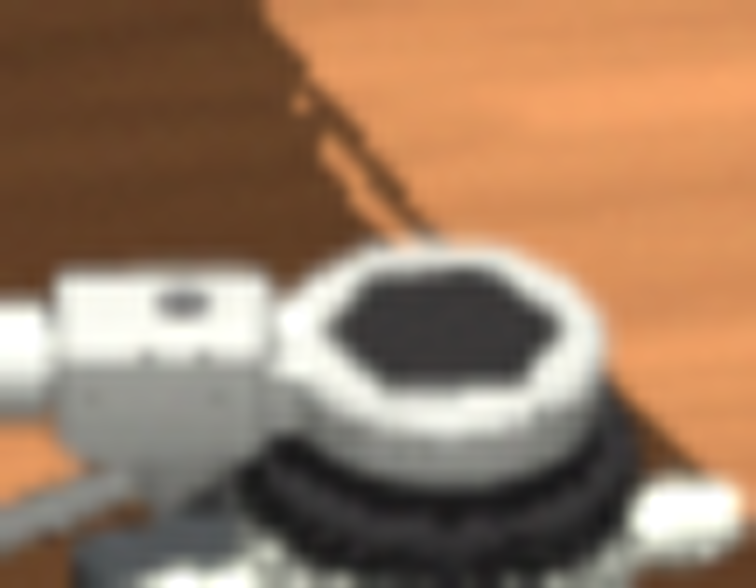

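```bash
python3 -m creep '[[0,0,0.03,0.0009,0.0055,0,0]]' >/dev/null; python3 f.py
python3 -m creep '[[0,0,0.03,0.0009,0.0055,0,0]]' >/dev/null; python3 f.py
```

```text
r 0.1864 yaw 76.45 toolyaw 66.62 z 0.2067 | pull 13.32 axial -1.34 Fz -3.59 t 52.10
r 0.1865 yaw 74.65 toolyaw 64.82 z 0.2066 | pull 11.52 axial -0.60 Fz -3.92 t 52.18
```

```bash
python3 -m creep '[[0,0,0.03,0.0009,0.0055,0,0]]' >/dev/null; python3 f.py
```

```text
r 0.1866 yaw 72.92 toolyaw 63.10 z 0.2066 | pull 13.15 axial 0.53 Fz -3.38 t 52.27
```

```bash
python3 -m creep '[[0,0,0.025,0.0008,0.0046,0,0]]' >/dev/null; python3 f.py
```

```text
r 0.1867 yaw 71.45 toolyaw 61.66 z 0.2066 | pull 12.84 axial -1.05 Fz -3.07 t 52.35
```

```bash
python3 -m creep '[[0,0,0.02,0.0005,0.0037,0.0003,0]]' >/dev/null; python3 f.py
```

```text
r 0.1866 yaw 70.32 toolyaw 60.53 z 0.2065 | pull 12.03 axial -2.37 Fz -2.54 t 52.43
```

```bash
python3 -m creep '[[0,0,0.02,0.0005,0.0037,0.0003,0]]' >/dev/null; python3 f.py
```

```text
r 0.1867 yaw 69.20 toolyaw 59.40 z 0.2062 | pull 13.81 axial -2.68 Fz -1.52 t 52.52
```

```bash
python3 -m creep '[[0,0,0.02,0.0005,0.0037,0,0]]' >/dev/null; python3 f.py
```

```text
r 0.1867 yaw 68.06 toolyaw 58.26 z 0.2062 | pull 13.94 axial -4.35 Fz -1.41 t 52.60
```

```bash
python3 -m creep '[[0,0,0.02,0.0005,0.0037,0,0]]' >/dev/null; python3 f.py
```

```text
r 0.1867 yaw 66.91 toolyaw 57.11 z 0.2062 | pull 13.32 axial -3.42 Fz -1.37 t 52.68
```

```bash
python3 -m creep '[[0,0,0.015,0,0.0028,0,0]]' >/dev/null; python3 f.py
```

```text
r 0.1866 yaw 65.99 toolyaw 56.24 z 0.2062 | pull 13.66 axial -6.22 Fz -1.57 t 52.77
```

```bash
python3 -m creep '[[0,0,0.015,0.0001,0.0028,0,0]]' >/dev/null; python3 f.py
```

```text
r 0.1866 yaw 65.11 toolyaw 55.41 z 0.2062 | pull 13.60 axial -7.77 Fz 0.09 t 52.85
```

```bash
python3 -m creep '[[0,0,0.015,0.0003,0.0028,0,0]]' >/dev/null; python3 f.py
```

```text
r 0.1866 yaw 64.24 toolyaw 54.54 z 0.2062 | pull 13.56 axial -7.87 Fz -1.13 t 52.93
```

```bash
python3 -m creep '[[0,0,0.015,0.0003,0.0028,0,0]]' >/dev/null; python3 f.py
```

```text
r 0.1866 yaw 63.35 toolyaw 53.67 z 0.2062 | pull 12.25 axial -7.80 Fz -0.31 t 53.02
```

```bash
python3 -m creep '[[0,0,0.01,0.0009,0.0019,0,0]]' >/dev/null; python3 f.py
```

```text
r 0.1868 yaw 62.75 toolyaw 53.10 z 0.2062 | pull 13.78 axial -4.26 Fz -0.90 t 53.10
```

```bash
python3 -m creep '[[0,0,0.01,0.0009,0.0019,0,0]]' >/dev/null; python3 f.py
```

```text
r 0.1869 yaw 62.21 toolyaw 52.54 z 0.2063 | pull 12.79 axial -1.67 Fz -2.31 t 53.18
```

```bash
python3 look.py scene 342 226 54 42 14 sr77.png 1.2
```

```text
sr77.png origin 315 205 scale 14
[ 0.4955 -0.0465  0.2062] [-179.95    0.99 -127.51] [ 9.7  -7.59 -2.03] [-2.684 -3.73  -0.131] 53.2333
```

View pics/sr77.png

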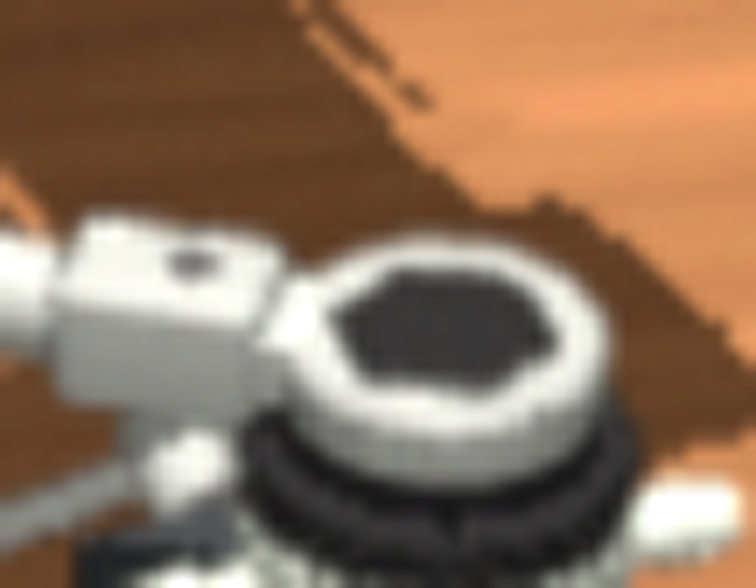

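```bash
python3 -m creep '[[0,0,0.015,0.0007,0.0028,0,0]]' >/dev/null; python3 f.py
```

```text
r 0.1870 yaw 61.36 toolyaw 51.72 z 0.2062 | pull 13.77 axial -1.20 Fz -1.97 t 53.32
```

```bash
python3 -m creep '[[0,0,0.015,0.0007,0.0028,0,0]]' >/dev/null; python3 f.py
```

```text
r 0.1871 yaw 60.45 toolyaw 50.82 z 0.2063 | pull 13.12 axial -0.72 Fz -2.65 t 53.40
```

```bash
python3 -m creep '[[0,0,0.015,0.0006,0.0028,0,0]]' >/dev/null; python3 f.py
```

```text
r 0.1871 yaw 59.57 toolyaw 49.96 z 0.2063 | pull 13.35 axial -0.43 Fz -2.88 t 53.48
```

```bash
python3 -m creep '[[0,0,0.015,0.0006,0.0028,0,0]]' >/dev/null; python3 f.py
```

```text
r 0.1872 yaw 58.70 toolyaw 49.10 z 0.2063 | pull 13.60 axial -0.11 Fz -1.87 t 53.57
```

```bash
python3 -m creep '[[0,0,0.015,0.0006,0.0028,0,0]]' >/dev/null; python3 f.py
```

```text
r 0.1872 yaw 57.83 toolyaw 48.24 z 0.2064 | pull 14.20 axial 0.42 Fz -2.37 t 53.65
```

```bash
python3 -m creep '[[0,0,0.015,0.0004,0.0028,0,0]]' >/dev/null; python3 f.py
```

```text
r 0.1872 yaw 56.95 toolyaw 47.38 z 0.2064 | pull 14.40 axial -0.73 Fz -2.60 t 53.73
```

```bash
python3 -m creep '[[0,0,0.015,0.0004,0.0028,0,0]]' >/dev/null; python3 f.py
```

```text
r 0.1872 yaw 56.07 toolyaw 46.52 z 0.2063 | pull 14.70 axial -0.77 Fz -2.21 t 53.82
```

```bash
python3 -m creep '[[0,0,0.015,0.0004,0.0028,0,0]]' >/dev/null; python3 f.py
```

```text
r 0.1872 yaw 55.19 toolyaw 45.67 z 0.2064 | pull 13.36 axial -1.12 Fz -2.30 t 53.90
```

```bash
python3 -m creep '[[0,0,0.015,0.0004,0.0028,0,0]]' >/dev/null; python3 f.py
```

```text
r 0.1873 yaw 54.32 toolyaw 44.81 z 0.2063 | pull 14.43 axial -0.22 Fz -2.01 t 53.98
```

```bash
python3 -m creep '[[0,0,0.012,0.0004,0.0022,0,0]]' >/dev/null; python3 f.py
```

```text
r 0.1873 yaw 53.61 toolyaw 44.12 z 0.2064 | pull 14.09 axial -0.15 Fz -2.23 t 54.07
```

```bash
python3 look.py scene 342 226 54 42 14 sr78.png 1.2
```

```text
sr78.png origin 315 205 scale 14
[ 0.4717 -0.0319  0.2064] [ 179.9     1.   -135.93] [11.58 -7.16 -3.43] [-3.175 -4.434 -0.17 ] 54.1167
```

View pics/sr78.png

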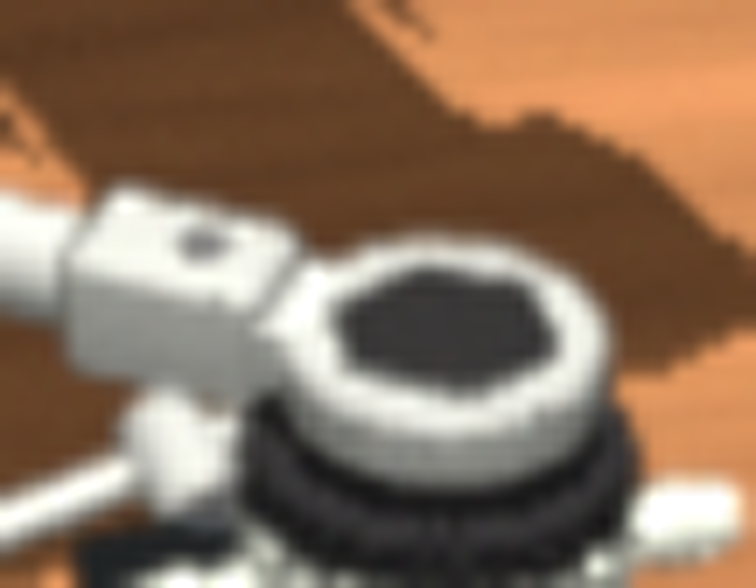

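```bash
python3 -m creep '[[0,0,0.015,0.0004,0.0028,0,0]]' >/dev/null; python3 f.py
```

```text
r 0.1873 yaw 52.78 toolyaw 43.31 z 0.2063 | pull 13.97 axial 0.51 Fz -2.65 t 54.20
```

```bash
python3 -m creep '[[0,0,0.015,0.0004,0.0028,0,0]]' >/dev/null; python3 f.py
```

```text
r 0.1873 yaw 51.76 toolyaw 42.38 z 0.2061 | pull 10.47 axial 2.10 Fz -2.09 t 54.28
```

```bash
python3 -m creep '[[0,0,0.015,0.0004,0.0028,0,0]]' >/dev/null; python3 f.py
```

```text
r 0.1873 yaw 50.77 toolyaw 41.51 z 0.2060 | pull 8.52 axial 2.36 Fz -1.75 t 54.37
```

```bash
python3 -m creep '[[0,0,0.015,0.0004,0.0028,0,0]]' >/dev/null; python3 f.py
```

```text
r 0.1873 yaw 49.81 toolyaw 40.64 z 0.2059 | pull 6.33 axial 3.11 Fz -1.30 t 54.45
```

```bash
python3 -m creep '[[0,0,-0.025,-0.0006,-0.0046,0,0],[0,0,-0.05,-0.0013,-0.0092,0,0]]' >/dev/null; python3 f.py
```

```text
r 0.1874 yaw 52.69 toolyaw 43.67 z 0.2061 | pull 10.26 axial 1.27 Fz -1.85 t 54.62
```

```bash
python3 look.py scene 342 226 54 42 14 sr79.png 1.2
```

```text
sr79.png origin 315 205 scale 14
[ 0.4703 -0.0309  0.2062] [ 179.85    0.98 -136.19] [11.13 -7.15 -1.2 ] [-2.665 -4.088  0.011] 54.6667
```

```bash
python3 -m creep '[[0,0,-0.01,-0.0003,-0.0018,0,0],[0,0,-0.02,-0.0005,-0.0037,0,0]]' >/dev/null; python3 f.py
```

```text
r 0.1874 yaw 54.09 toolyaw 44.77 z 0.2062 | pull 8.87 axial 3.17 Fz -2.85 t 54.83
```

```bash
python3 -m creep '[[0,0,-0.01,-0.0003,-0.0018,0,0],[0,0,-0.015,-0.0004,-0.0028,0,0]]' >/dev/null; python3 f.py
```

```text
r 0.1874 yaw 54.77 toolyaw 45.60 z 0.2058 | pull 5.94 axial 5.51 Fz -1.45 t 55.00
```

```bash
python3 -m creep '[[0,0,-0.01,-0.0008,-0.0018,0,0],[0,0,-0.02,-0.0012,-0.0037,0,0]]' >/dev/null; python3 f.py
```

```text
r 0.1873 yaw 55.64 toolyaw 46.71 z 0.2054 | pull 2.68 axial 4.80 Fz -1.48 t 55.17
```

```bash
python3 -m creep '[[0,0,-0.015,-0.0006,-0.0028,0,0],[0,0,-0.02,-0.0008,-0.0037,0,0]]' >/dev/null; python3 f.py
```

```text
r 0.1873 yaw 56.69 toolyaw 47.86 z 0.2051 | pull 1.92 axial 4.76 Fz -0.05 t 55.33
```

```bash
python3 -m creep '[[0,0,-0.01,-0.0006,-0.0018,-0.0005,0],[0,0,-0.015,-0.0012,-0.0028,-0.001,0],[0,0,-0.015,-0.0012,-0.0028,-0.003,0]]' >/dev/null; python3 f.py; python3 look.py scene 342 226 54 42 14 sr80.png 1.2
```

```text
r 0.1870 yaw 57.32 toolyaw 48.64 z 0.2072 | pull 2.44 axial 7.82 Fz -5.86 t 55.58
sr80.png origin 315 205 scale 14
[ 0.482  -0.0387  0.2076] [ 179.63    0.87 -131.37] [ 6.01  4.08 -5.34] [ 1.512 -2.23  -0.083] 55.6333
```

View pics/sr80.png

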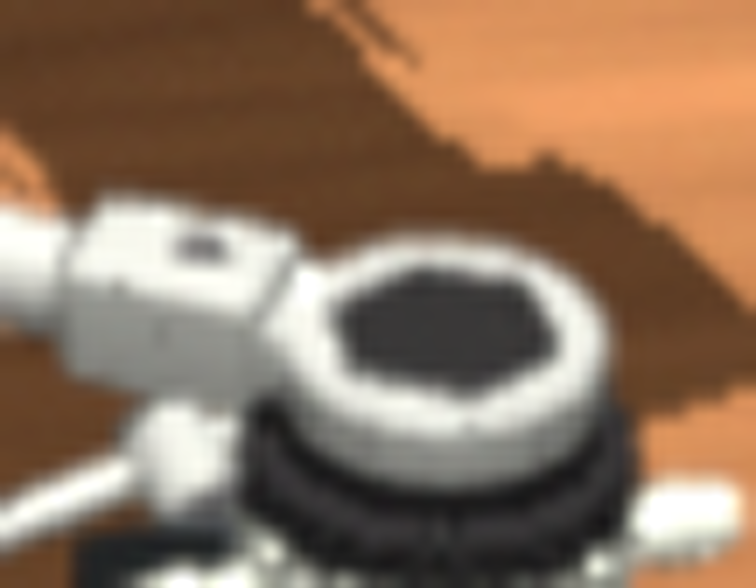

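```bash
python3 -m creep '[[0,0,-0.005,-0.001,-0.0008,0,0],[0,0,-0.01,-0.002,-0.0015,0,0],[0,0,-0.01,-0.002,-0.0015,-0.001,0]]' >/dev/null; python3 f.py
```

```text
r 0.1868 yaw 57.56 toolyaw 49.19 z 0.2076 | pull 2.00 axial 3.69 Fz -5.21 t 55.88
```

```bash
python3 -m creep '[[0,0,-0.005,-0.001,-0.001,0,0],[0,0,-0.01,-0.0016,-0.002,-0.001,0],[0,0,-0.01,-0.0016,-0.002,-0.003,0],[0,0,-0.01,-0.0016,-0.002,-0.005,0]]' >/dev/null; python3 f.py;  python3 look.py scene 342 226 54 42 14 sr81.png 1.2
```

```text
r 0.1863 yaw 58.10 toolyaw 49.71 z 0.2124 | pull 2.39 axial -1.94 Fz -6.79 t 56.22
sr81.png origin 315 205 scale 14
[ 0.4847 -0.0395  0.2129] [ 179.5     0.63 -130.28] [-0.63 -4.01 -5.81] [-1.735  0.286  0.077] 56.2667
```

View pics/sr81.png

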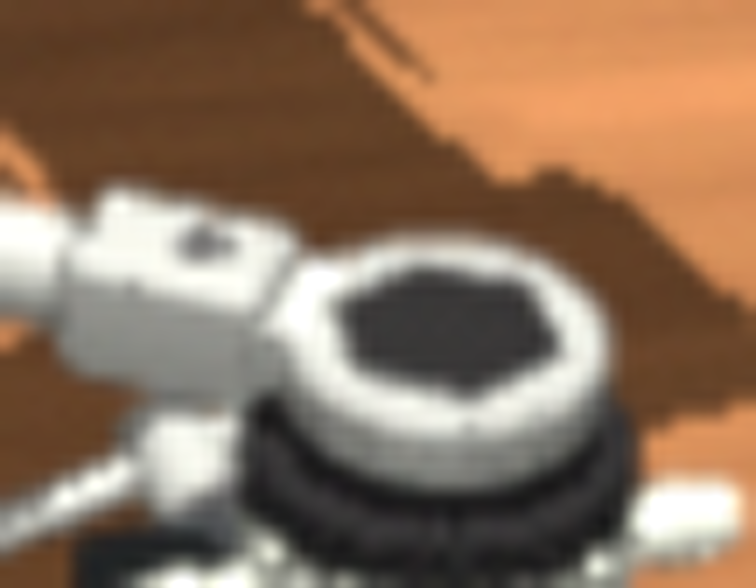

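```bash
python3 -m creep '[[0,-0.025,0,0.0012,0,-0.0005,0],[0,-0.05,0,0.0024,0,-0.001,0],[0,-0.075,0,0.0036,0,-0.0015,0],[0,-0.1,0,0.005,0,-0.002,0]]' >/dev/null; python3 f.py;  python3 look.py scene 342 226 54 42 14 sr82.png 1.2
```

```text
r 0.1910 yaw 57.92 toolyaw 49.67 z 0.2146 | pull 1.78 axial -2.72 Fz -7.20 t 56.60
sr82.png origin 315 205 scale 14
[ 0.4814 -0.0433  0.2149] [ 179.53    6.7  -130.35] [-1.55 -3.68 -6.28] [-1.94   0.446 -0.028] 56.65
```

View pics/sr82.png

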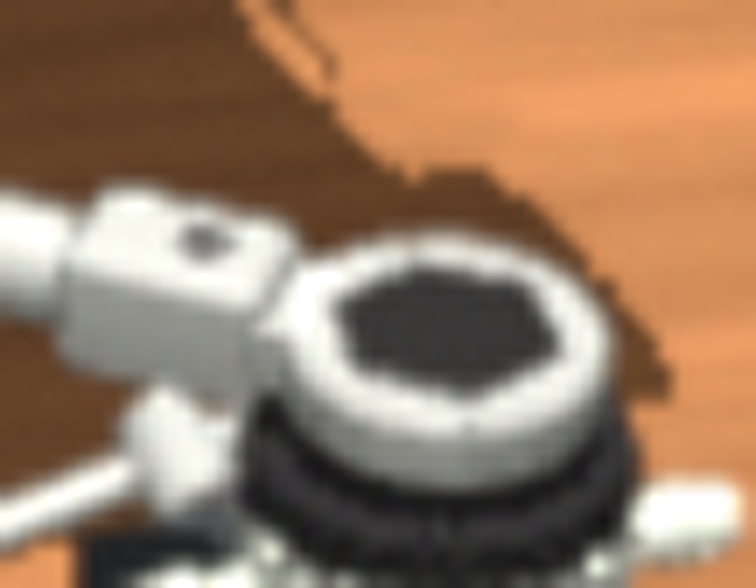

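```bash
python3 -m creep '[[0,0,0,0.0008,0,0.0027,0],[0,0,0,0.0013,0,0.0053,0],[0,0,0,0.0017,0,0.0078,0]]' >/dev/null; python3 f.py
```

```text
r 0.1912 yaw 58.11 toolyaw 49.68 z 0.2075 | pull 1.23 axial -5.46 Fz 0.20 t 56.90
```

```bash
python3 -m creep '[[0,0,0,0.0008,-0.0005,0,0],[0,0,0,0.0016,-0.001,0,0]]' >/dev/null; python3 f.py
```

```text
r 0.1916 yaw 58.40 toolyaw 49.69 z 0.2073 | pull 0.41 axial 4.07 Fz -2.36 t 57.07
```

```bash
python3 -m creep '[[0,-0.015,0,0.0001,0,0,0],[0,-0.03,0,0.0007,0,-0.0015,0],[0,-0.045,0,0.0011,0,-0.003,0],[0,-0.06,0,0.0015,0,-0.005,0]]' >/dev/null; python3 f.py;  python3 look.py scene 342 226 54 42 14 sr83.png 1.2
```

```text
r 0.1946 yaw 58.12 toolyaw 49.65 z 0.2116 | pull 1.22 axial 2.13 Fz -7.76 t 57.40
sr83.png origin 315 205 scale 14
[ 0.4802 -0.0467  0.2121] [ 179.56   10.11 -130.35] [ 2.58  2.91 -5.81] [ 0.199 -0.566 -0.023] 57.45
```

View pics/sr83.png

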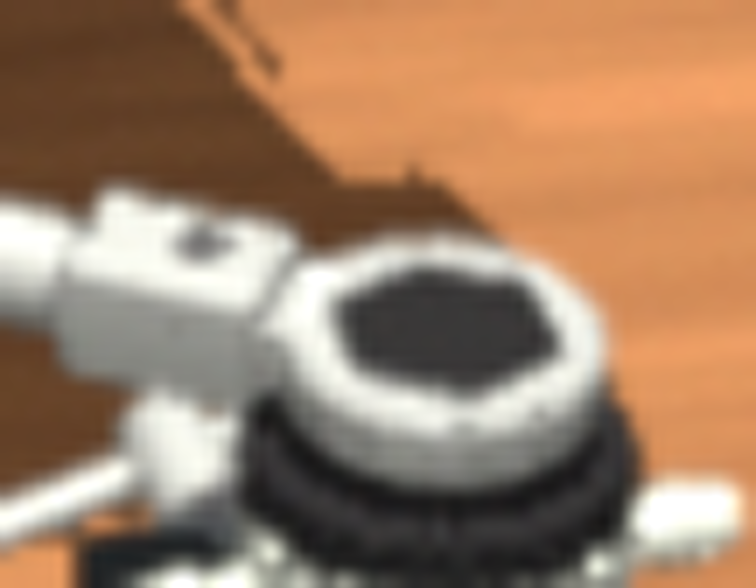

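```bash
python3 -m creep '[[0,-0.03,0,0.0017,0,0.0015,0],[0,-0.06,0,0.0034,0,0.003,0],[0,-0.1,0,0.0057,0,0.0045,0],[0,-0.15,0,0.0086,0,0.0055,0]]' >/dev/null; python3 f.py
```

```text
r 0.2023 yaw 57.79 toolyaw 49.63 z 0.2048 | pull 1.73 axial -0.35 Fz -3.94 t 57.78
```

```bash
python3 -m creep '[[0,-0.03,0,0.0013,0,-0.0009,0],[0,-0.06,0,0.0023,0,-0.0028,0],[0,-0.08,0,0.0028,0,-0.0045,0],[0,-0.1,0,0.0036,0,-0.006,0]]' >/dev/null; python3 f.py;  python3 look.py scene 342 226 54 42 14 sr84.png 1.2
```

```text
r 0.2074 yaw 57.62 toolyaw 49.50 z 0.2095 | pull 1.45 axial 6.23 Fz -6.47 t 58.12
sr84.png origin 315 205 scale 14
[ 0.4718 -0.0566  0.2097] [ 179.52   24.43 -130.49] [ 4.17  4.14 -5.62] [-0.388  0.012 -0.027] 58.1667
```

View pics/sr84.png

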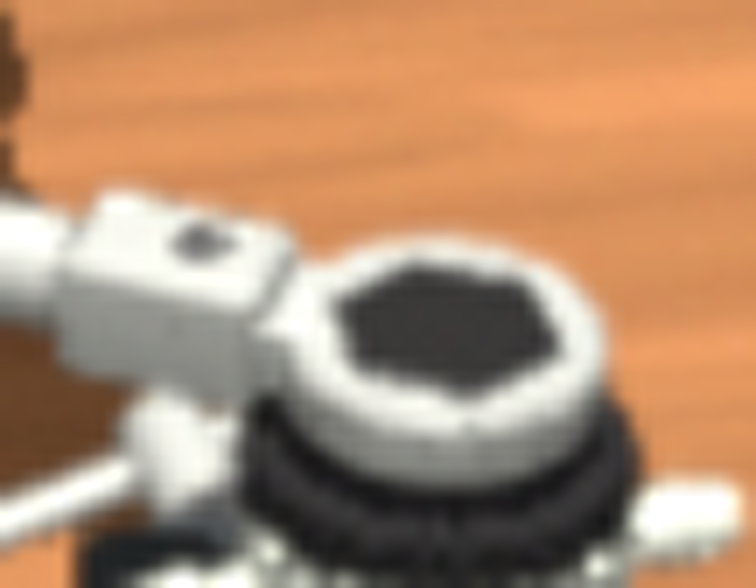

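```bash
python3 -m creep '[[0,0,0,-0.0005,-0.001,0.0002,0],[0,0,0,-0.001,-0.002,0.0004,0],[0,0,0,-0.001,-0.002,0.0004,0]]' >/dev/null; python3 f.py
```

```text
r 0.2071 yaw 58.19 toolyaw 49.54 z 0.2092 | pull 0.02 axial -0.34 Fz -3.37 t 58.42
```

```bash
python3 -m creep '[[0,-0.03,0,0.0015,0,0,0],[0,-0.06,0,0.003,0,-0.0005,0],[0,-0.08,0,0.0036,0,-0.0018,0]]' >/dev/null; python3 f.py;  python3 look.py scene 342 226 54 42 14 sr85.png 1.2
```

```text
r 0.2109 yaw 57.91 toolyaw 49.49 z 0.2089 | pull 0.74 axial 4.26 Fz -6.39 t 58.67
sr85.png origin 315 205 scale 14
[ 0.4709 -0.0601  0.2091] [ 179.44   28.91 -130.52] [ 2.34  3.54 -5.5 ] [-0.998  0.747  0.077] 58.7167
```

View pics/sr85.png

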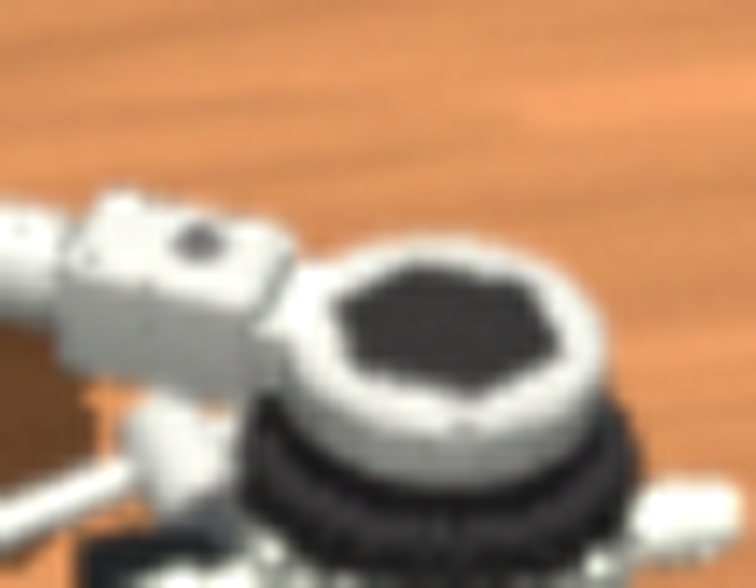

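```bash
python3 -m creep '[[0,0,0,-0.0005,-0.001,0.0003,0],[0,-0.015,0,-0.0002,-0.001,0.0003,0],[0,-0.03,0,0.0002,-0.001,0,0],[0,-0.045,0,0.0003,-0.001,-0.001,0]]' >/dev/null; python3 f.py;  python3 look.py scene 342 226 54 42 14 sr86.png 1.2
```

```text
r 0.2124 yaw 58.20 toolyaw 49.49 z 0.2095 | pull 0.61 axial -1.34 Fz -5.50 t 59.05
sr86.png origin 315 205 scale 14
[ 0.471  -0.0619  0.2096] [ 179.45   31.32 -130.52] [-0.23 -1.11 -5.66] [-2.637  1.764 -0.144] 59.1
```

View pics/sr86.png

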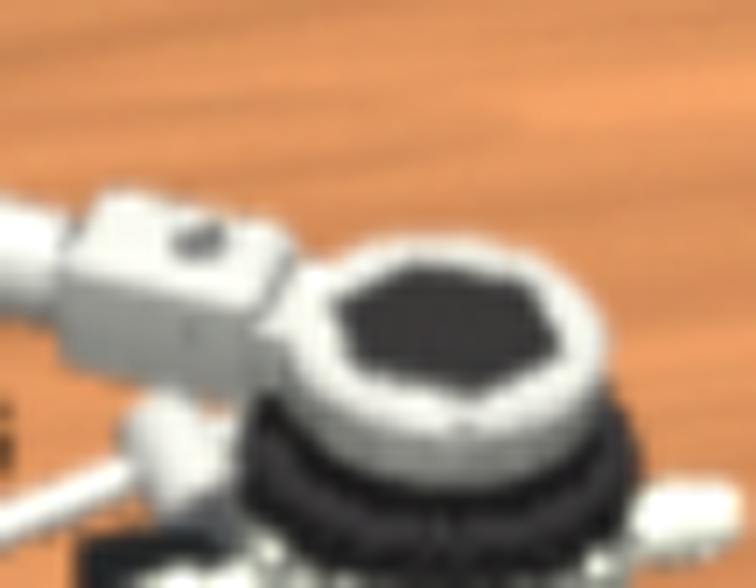

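```bash
python3 -m creep '[[0,0,0,0.0016,0,0.0026,0],[0,0,0,0.0031,0,0.0051,0],[0,0,0,0.0047,0,0.0077,0]]' >/dev/null; python3 f.py; python3 -c "
from h import *
o=ctrl.get_obs();print(o['orientation'],o['force'],o['moment'])"
```

```text
r 0.2123 yaw 58.34 toolyaw 49.50 z 0.2010 | pull 0.55 axial -6.17 Fz -0.59 t 59.35
[ 179.54831748   31.28701556 -130.4954013 ] [-2.77277802 -5.54012431 -0.59130515] [-2.95482964  1.89764704 -0.20696165]
```

```bash
python3 -m creep '[[0,0,0,0.0009,0,-0.0005,0],[0,0,0,0.0004,0,-0.0014,0],[0,0,0,-0.0006,0,-0.0031,0]]' >/dev/null; python3 f.py; python3 look.py scene 342 226 54 42 14 sr87.png 1.2
```

```text
r 0.2126 yaw 58.17 toolyaw 49.45 z 0.2038 | pull 0.50 axial 0.83 Fz -5.59 t 59.60
sr87.png origin 315 205 scale 14
[ 0.4709 -0.062   0.2043] [ 179.46   31.37 -130.53] [ 0.16 -0.91 -4.61] [-2.445  1.677 -0.062] 59.65
```

View pics/sr87.png

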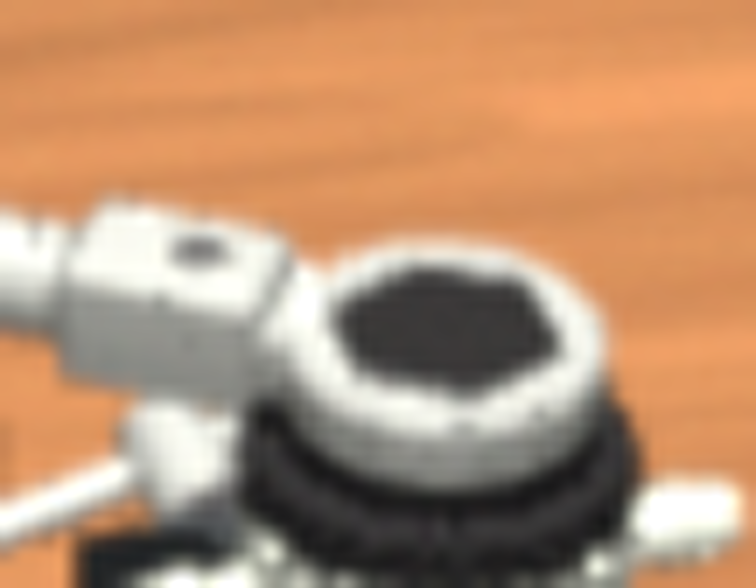

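```bash
python3 -m creep '[[0,0.025,0,-0.0005,0,0.0014,0],[0,0.05,0,-0.0008,0,0.003,0]]' >/dev/null; python3 f.py; python3 -c "
from h import *
o=ctrl.get_obs();print(o['orientation'],o['force'],o['moment'])"
```

```text
r 0.2104 yaw 58.42 toolyaw 49.46 z 0.2026 | pull -0.25 axial -0.48 Fz -0.16 t 59.82
[ 179.53612015   28.52001094 -130.54079891] [-0.46318164 -0.28249386 -0.16079733] [-1.40344566  1.13984355  0.09433411]
```

```bash
python3 -m creep '[[0,0.02,0,-0.0011,0,0,0],[0,0.02,0,-0.0022,0,-0.0022,0],[0,0.02,0,-0.0037,0,-0.005,0],[0,0.02,0,-0.0056,0,-0.0085,0]]' >/dev/null; python3 f.py; python3 look.py scene 342 226 54 42 14 sr88.png 1.2
```

```text
r 0.2093 yaw 58.24 toolyaw 49.48 z 0.2121 | pull 0.43 axial 4.18 Fz -6.36 t 60.15
sr88.png origin 315 205 scale 14
[ 0.4733 -0.0594  0.2131] [ 179.5    27.47 -130.5 ] [ 1.96  2.51 -4.89] [-1.299  1.053  0.111] 60.2
```

View pics/sr88.png

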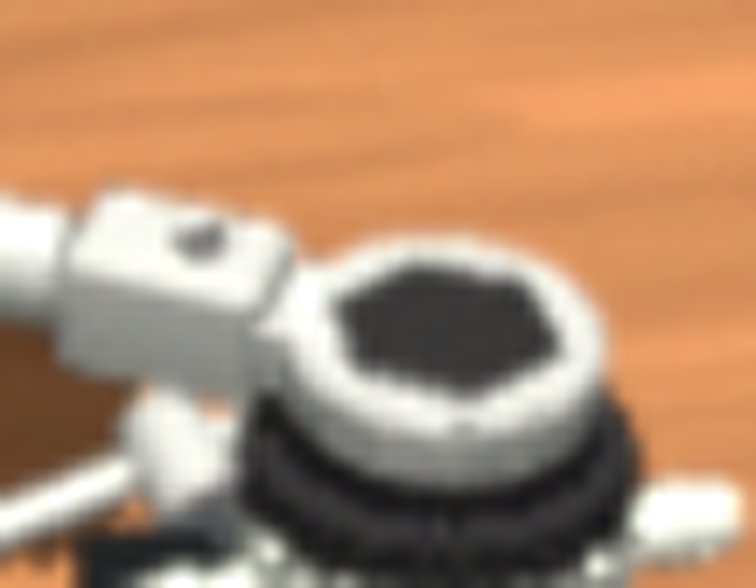

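```bash
python3 -m creep '[[0,0,0,-0.0015,0,-0.0022,0],[0,-0.02,0,-0.002,0,-0.0053,0],[0,-0.04,0,-0.003,0,-0.0088,0],[0,-0.06,0,-0.0038,0,-0.0125,0]]' >/dev/null; python3 f.py; python3 look.py scene 342 226 54 42 14 sr89.png 1.2
```

```text
r 0.2112 yaw 58.30 toolyaw 49.44 z 0.2252 | pull 0.76 axial 9.64 Fz -9.00 t 60.53
sr89.png origin 315 205 scale 14
[ 0.4721 -0.0611  0.2258] [ 179.5    31.08 -130.55] [ 6.15  6.47 -7.38] [-0.379  0.238  0.12 ] 60.5833
```

View pics/sr89.png

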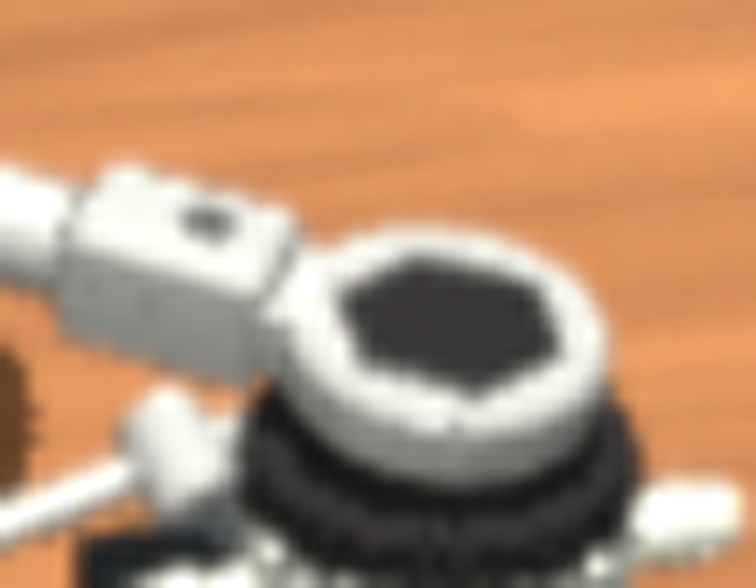

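```bash
python3 -m creep '[[0,0,0,-0.002,0,0.001,0],[0,-0.02,0,-0.003,0,-0.002,0],[0,-0.04,0,-0.004,0,-0.0056,0],[0,-0.06,0,-0.0052,0,-0.0095,0]]' >/dev/null; python3 f.py; python3 look.py scene 342 226 54 42 14 sr90.png 1.2
```

```text
r 0.2119 yaw 58.31 toolyaw 49.38 z 0.2357 | pull 2.37 axial 10.75 Fz -10.17 t 60.92
sr90.png origin 315 205 scale 14
[ 0.4718 -0.0617  0.2363] [ 179.47   34.45 -130.59] [ 5.89  5.61 -6.86] [-1.154  0.513 -0.095] 60.9667
```

View pics/sr90.png

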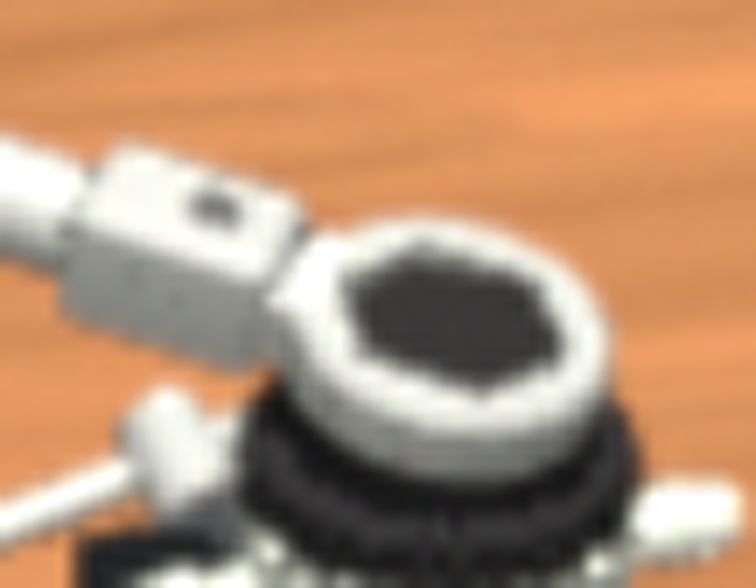

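```bash
python3 -m creep '[[0,0,0,-0.003,0,0,0],[0,-0.02,0,-0.005,0,-0.004,0],[0,-0.04,0,-0.007,0,-0.008,0],[0,-0.06,0,-0.008,0,-0.012,0]]' >/dev/null; python3 f.py; python3 look.py scene 342 226 54 42 14 sr91.png 1.2
```

```text
r 0.2113 yaw 58.26 toolyaw 49.32 z 0.2503 | pull 3.40 axial 16.72 Fz -14.15 t 61.30
sr91.png origin 315 205 scale 14
[ 0.4719 -0.061   0.2508] [ 179.36   37.97 -130.66] [ 8.51  8.62 -9.77] [-0.748  0.323 -0.046] 61.35
```

View pics/sr91.png

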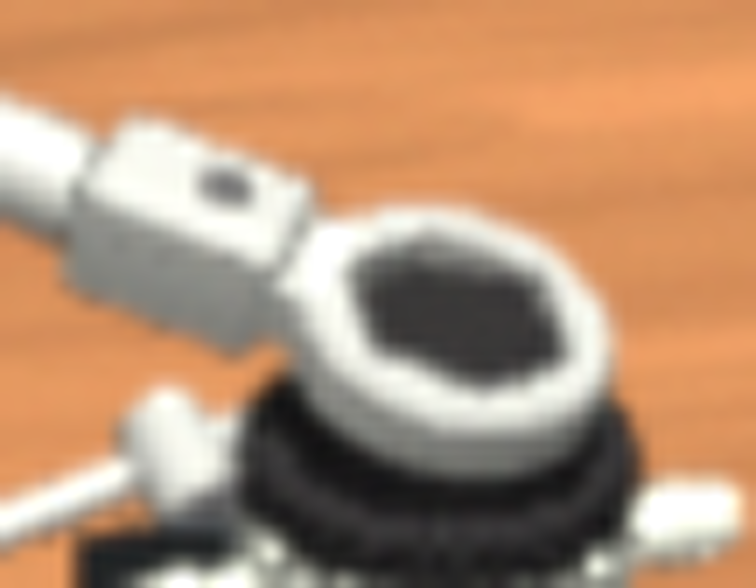

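```bash
python3 -m creep '[[0,0,0,-0.004,-0.001,0.002,0],[0,0,0,-0.0075,-0.001,0,0],[0,-0.02,0,-0.0095,-0.001,-0.003,0],[0,-0.04,0,-0.0115,-0.001,-0.006,0],[0,-0.06,0,-0.0135,-0.001,-0.009,0]]' >/dev/null; python3 f.py; python3 look.py scene 342 226 54 42 14 sr92.png 1.2
```

```text
r 0.2077 yaw 58.71 toolyaw 49.29 z 0.2649 | pull 1.47 axial 7.19 Fz -16.86 t 61.77
sr92.png origin 315 205 scale 14
[ 0.475  -0.0586  0.2651] [ 179.27   41.26 -130.72] [  4.11   1.91 -12.04] [-3.979  2.523 -0.223] 61.8167
```

View pics/sr92.png

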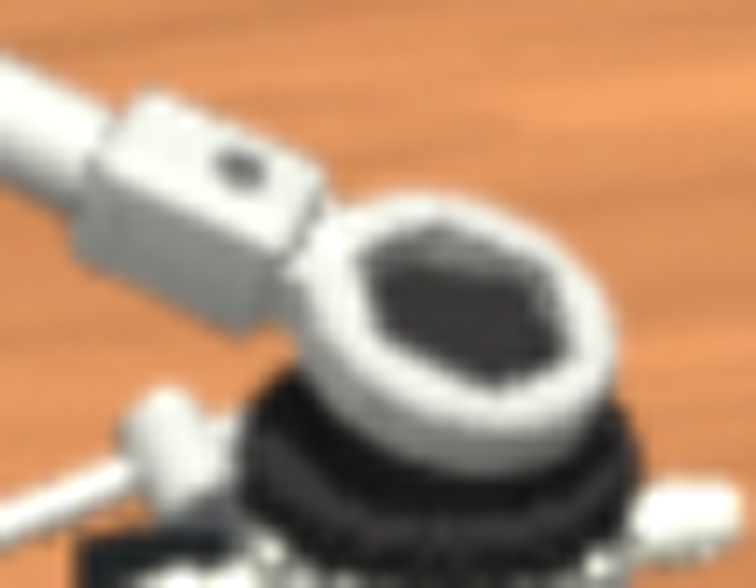

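```bash
python3 -m creep '[[0,0,0,-0.003,0,0.0026,0],[0,0,0,-0.007,0,0,0],[0,0,0,-0.011,0,-0.004,0],[0,0,0,-0.014,0,-0.0085,0],[0,0,0,-0.017,0,-0.012,0]]' >/dev/null; python3 f.py; python3 look.py scene 342 226 54 42 14 sr93.png 1.2
```

```text
r 0.2027 yaw 59.08 toolyaw 49.32 z 0.2866 | pull -0.17 axial 0.09 Fz -4.80 t 62.23
sr93.png origin 315 205 scale 14
[ 0.4793 -0.0552  0.2876] [ 179.51   41.22 -130.59] [-0.05  0.79 -4.16] [-2.679  2.017 -0.087] 62.2833
```

View pics/sr93.png

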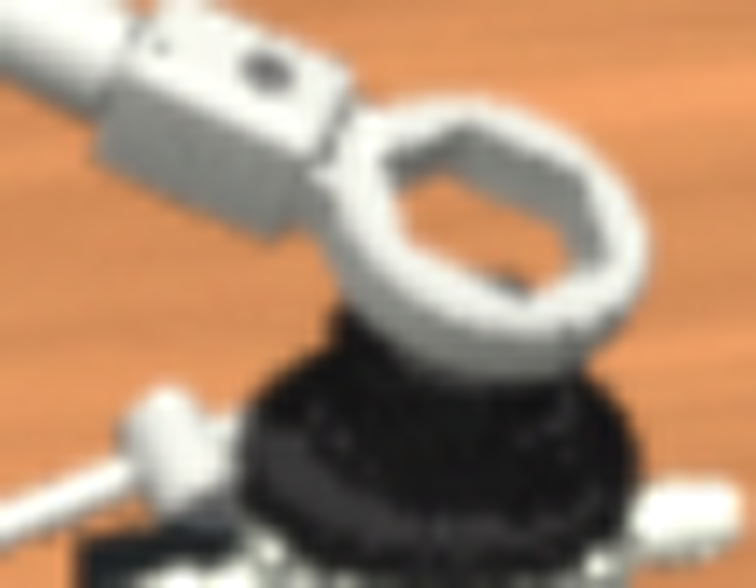

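```bash
grep -n "def plan" -A14 h.py
python3 - <<'E'
from h import *
import numpy as np
for G,e in [((.503,-.045,.275),(180,41.2,-130.6)),((.450,-.366,.16),(180,41,-102)),((.450,-.366,.105),(180,41,-102)),((.449,-.381,.017),(180,0,-102))]:
    print(plan(np.array(G),e))
E
```

```text
32:def plan(G,eul,o=None):
33-    o=o or ctrl.get_obs(); R0=Ro.from_euler("xyz",o["orientation"],degrees=True); R1=Ro.from_euler("xyz",eul,degrees=True)
34-    T=np.array(G)-R1.apply([0,0,.0555]); w=(R0.inv()*R1).as_rotvec(); d=R0.inv().apply(T-o["tool_pos"])
35-    print("TCP",T.round(4),"turn",w.round(4),"shift",d.round(4))
TCP [ 0.4792 -0.0728  0.3168] turn [0.0087 0.0003 0.0002] shift [-0.0092 -0.0111 -0.0308]
None
TCP [ 0.4424 -0.4016  0.2019] turn [-0.3196  0.0054 -0.3758] shift [ 0.2724 -0.1963 -0.1263]
None
TCP [ 0.4424 -0.4016  0.1469] turn [-0.3196  0.0054 -0.3758] shift [ 0.3086 -0.1966 -0.085 ]
None
TCP [ 0.449  -0.381   0.0725] turn [-0.1714  0.7061 -0.4739] shift [ 0.3427 -0.1888 -0.0158]
None
```

```bash
python3 -m creep '[[0,0,0,-0.005,-0.006,-0.016,0],[0,0,0,-0.005,-0.018,-0.035,0],[-0.03,0,-0.035,0.015,-0.035,-0.048,0],[-0.07,0,-0.08,0.045,-0.056,-0.06,0],[-0.11,0,-0.13,0.077,-0.078,-0.071,0],[-0.15,0,-0.18,0.11,-0.1,-0.082,0],[-0.19,0,-0.225,0.143,-0.121,-0.092,0],[-0.23,0,-0.27,0.177,-0.142,-0.102,0],[-0.265,0,-0.315,0.21,-0.162,-0.111,0],[-0.295,0.003,-0.35,0.24,-0.178,-0.118,0],[-0.32,0.005,-0.376,0.262,-0.191,-0.124,0],[-0.32,0.005,-0.376,0.2724,-0.1963,-0.1263,0]]'
python3 - <<'E'
from h import *
s=ctrl.snapshot("top"); cv2.imwrite("pics/top94.png",s)
s=ctrl.snapshot("scene"); cv2.imwrite("pics/sc94.png",s)
import numpy as np
plan(np.array([.450,-.366,.105]),(180,41,-102))
E
```

```text
clock: 63.28
tool_pos: [0.4419, -0.4048, 0.197]
orientation: [179.7, 41.0, -102.2]
force: [0.7, 0.4, -5.1]
opening: 0.026
TCP [ 0.4424 -0.4016  0.1469] turn [ 0.0011  0.0007 -0.0043] shift [ 0.032  -0.0004  0.0396]
```

View pics/top94.png

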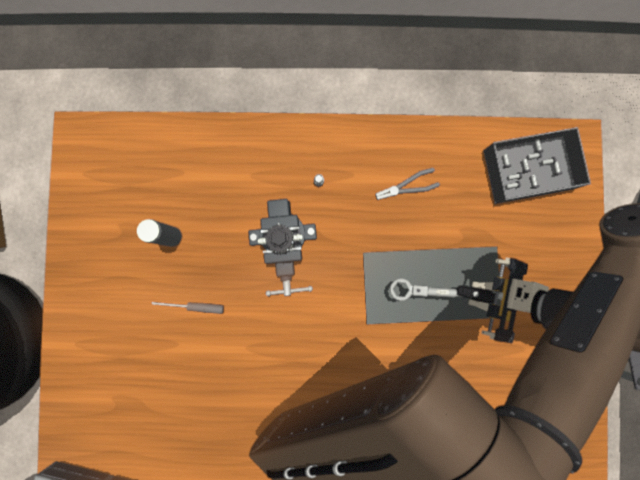

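View pics/sc94.png

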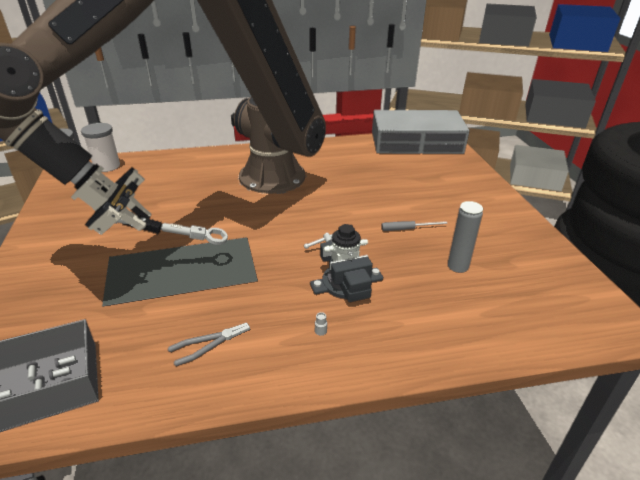

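Run:
```python
from h import *
print(tri((401,290),(217,236)))
o=ctrl.get_obs(); print(o['clock'])
from scipy.spatial.transform import Rotation as Ro
R=Ro.from_euler("xyz",o["orientation"],degrees=True); print(o['tool_pos']+R.apply([0,0,.0555]))
```

```text
(array([ 0.4529864 , -0.19741661,  0.08511664]), np.float64(0.0030507565458133745))
63.3833
[ 0.4493791  -0.36773961  0.15592334]
```

```bash
python3 -m creep '[[0,0,0,0.008,0,0.009,0],[0,0,0,0.018,0,0.0205,0],[0,0,0,0.0275,0,0.0315,0],[0,0,0,0.034,0,0.039,0],[0,0,0,0.0375,0,0.043,0],[0,0,0,0.0385,0,0.0442,0]]'
python3 - <<'E'
from h import *
import numpy as np
for f in (.25,.5,.75,1):
    a=np.radians(22*(1-f)); gz=.004+.2135*np.sin(a)+.007*np.cos(a)+.006*f; gy=-.174-.2135*np.cos(a)
    plan(np.array([.4494,gy,gz]),(180,41*(1-f),-102))
E
```

```text
clock: 63.88
tool_pos: [0.4414, -0.401, 0.14]
orientation: [179.7, 41.1, -102.2]
force: [0.3, -0.3, -4.4]
opening: 0.0258
TCP [ 0.4435 -0.4065  0.1205] turn [ 0.0036  0.1799 -0.0018] shift [ 0.0165 -0.0033  0.0114]
TCP [ 0.4454 -0.4026  0.1066] turn [ 0.0038  0.3588 -0.0015] shift [ 0.0225 -0.0043  0.0247]
TCP [ 0.4473 -0.3962  0.0905] turn [ 0.0039  0.5377 -0.0012] shift [ 0.028  -0.005   0.0412]
TCP [ 0.4494 -0.3875  0.0725] turn [ 0.004   0.7166 -0.0008] shift [ 0.0332 -0.0053  0.0606]
```

```bash
python3 -m creep '[[0,0.06,0,0.006,-0.001,0.004,0],[0,0.12,0,0.0115,-0.002,0.0075,0],[0,0.18,0,0.0165,-0.0033,0.0114,0],[0,0.27,0,0.0195,-0.0038,0.018,0],[0,0.36,0,0.0225,-0.0043,0.0247,0]]'
python3 - <<'E'
from h import *
import numpy as np
s=ctrl.snapshot("scene"); cv2.imwrite("pics/sc95.png",cv2.resize(s[190:320,60:300],None,fx=3.3,fy=3.3))
for f in (.75,1):
    a=np.radians(22*(1-f)); gz=.004+.2135*np.sin(a)+.007*np.cos(a)+.006*f; gy=-.174-.2135*np.cos(a)
    plan(np.array([.4494,gy,gz]),(180,41*(1-f),-102))
E
```

```text
clock: 64.3
tool_pos: [0.446, -0.4041, 0.1089]
orientation: [180.0, 20.1, -102.0]
force: [0.6, 0.5, -2.0]
opening: 0.026
TCP [ 0.4473 -0.3962  0.0905] turn [0.0003 0.1673 0.0016] shift [0.0009 0.0003 0.0189]
TCP [ 0.4494 -0.3875  0.0725] turn [2.000e-04 3.462e-01 1.600e-03] shift [-0.0014  0.0001  0.0389]
```

View pics/sc95.png

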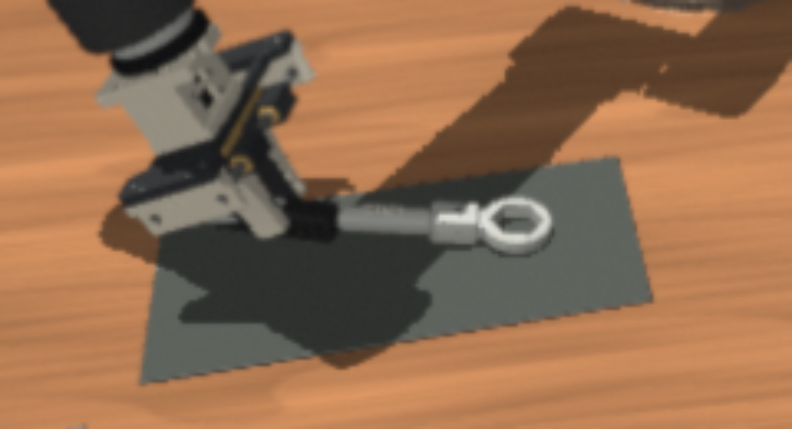

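```bash
python3 -m creep '[[0,0.085,0,0.0006,0,0.0095,0],[0,0.167,0,0.0009,0,0.0189,0],[0,0.23,0,0.0002,0,0.0265,0],[0,0.29,0,-0.0005,0,0.0325,0],[0,0.33,0,-0.001,0,0.0362,0],[0,0.346,0,-0.0014,0,0.0378,0]]'
python3 - <<'E'
from h import *
s=ctrl.snapshot("scene"); cv2.imwrite("pics/sc96.png",cv2.resize(s[190:320,60:300],None,fx=3.3,fy=3.3))
o=ctrl.get_obs(); print(o['tool_pos'],o['orientation'],o['force'],o['moment'],o['clock'])
E
```

```text
clock: 64.85
tool_pos: [0.4493, -0.3892, 0.0782]
orientation: [180.0, 0.3, -101.8]
force: [-11.2, 6.0, 40.2]
opening: 0.0258
[ 0.44926688 -0.38923109  0.07817855] [-179.99694648    0.29256266 -101.79396551] [-8.40459987  2.45003286 31.11696235] [ 1.2062183   3.01110191 -0.0753761 ] 64.9
```

View pics/sc96.png

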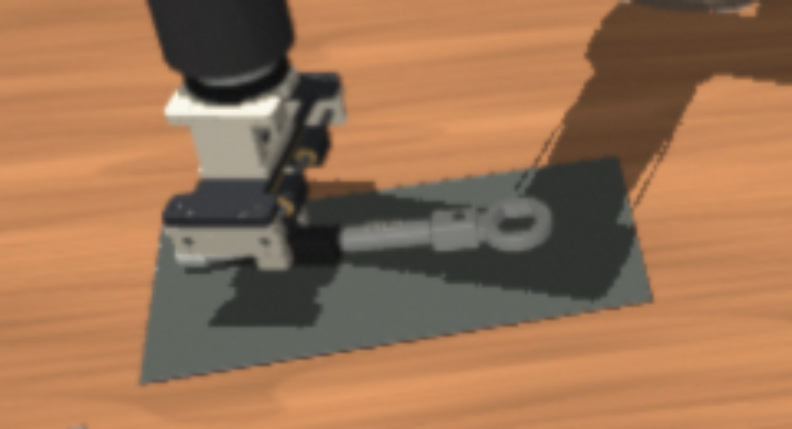

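```bash
python3 -m creep '[[0,0,0,0,0,-0.003,0],[0,0,0,0,0,-0.004,0]]'
python3 - <<'E'
from h import *
o=ctrl.get_obs(); print(o['tool_pos'],o['orientation'],o['force'],o['moment'],o['clock'])
E
```

```text
clock: 65.07
tool_pos: [0.4489, -0.3891, 0.0788]
orientation: [180.0, 0.6, -102.0]
force: [-0.0, -0.3, -4.0]
opening: 0.0255
[ 0.44889423 -0.38910015  0.0788365 ] [ 179.97044005    0.5500383  -101.98288941] [-0.03036216 -0.33804798 -4.03182152] [-0.17827419 -0.09505085 -0.00911364] 65.0667
```

```bash
python3 -m creep '[[0,0,0,0,0,0.0005,0]]'
python3 - <<'E'
from h import *
s=ctrl.snapshot("top"); cv2.imwrite("pics/t97.png",cv2.resize(s[230:360,340:560],None,fx=3.5,fy=3.5))
o=ctrl.get_obs(); print(o['tool_pos'],o['force'],o['clock'])
E
```

```text
clock: 65.15
tool_pos: [0.4489, -0.3892, 0.0782]
orientation: [179.9, 0.6, -102.0]
force: [-3.0, 8.8, 20.1]
opening: 0.0256
[ 0.44890975 -0.38923426  0.07827813] [-2.78767686  6.06730171 14.43975064] 65.2
```

View pics/t97.png

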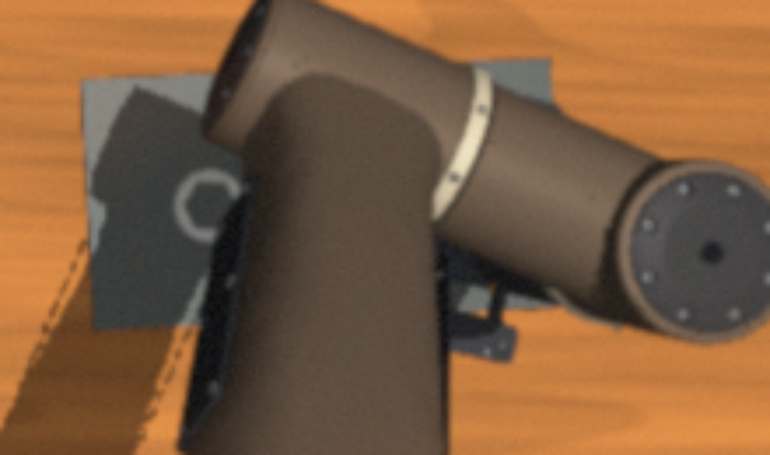

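```bash
python3 -m creep '[[0,0,0,0,0,-0.0003,0],[0,0,0,0,0,-0.0003,0.35],[0,0,0,0,0,-0.0003,0.6],[0,0,0,0,0,-0.0003,0.8]]'; python3 look.py scene 190 250 120 70 6 sc98.png 1
```

```text
clock: 65.53
tool_pos: [0.4486, -0.3895, 0.0769]
orientation: [179.9, 0.5, -102.0]
force: [-0.7, -0.5, -0.8]
opening: 0.0389
sc98.png origin 130 215 scale 6
[ 0.4485 -0.3895  0.0767] [ 179.86    0.54 -102.01] [ 0.42 -0.57 -0.47] [ 0.07  -0.002  0.002] 65.5833
```

View pics/sc98.png

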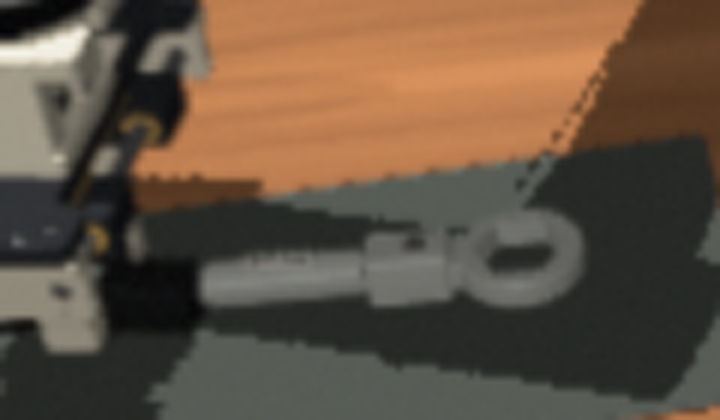

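Released; open fully and rise straight up.

```bash
python3 -m creep '[[0,0,0,0,0,0,1],[0,0,0,0,0,0,1],[0,0,0,0,0,0,1],[0,0,0,0,0,-0.005,1],[0,0,0,0,0,-0.02,1],[0,0,0,0,0,-0.045,1],[0,0,0,0,0,-0.08,1],[0,0,0,0,0,-0.115,1],[0,0,0,0,0,-0.15,1]]'; python3 look.py scene 190 250 120 70 6 sc99.png 1
```

```text
clock: 66.33
tool_pos: [0.4481, -0.3907, 0.2289]
orientation: [179.9, 0.5, -102.0]
force: [0.7, -0.4, 0.9]
opening: 0.0874
sc99.png origin 130 215 scale 6
[ 0.4507 -0.3927  0.2369] [-179.58    0.27 -101.89] [ 2.95 -1.2   8.33] [-0.381 -0.585  0.048] 66.3833
```

View pics/sc99.png

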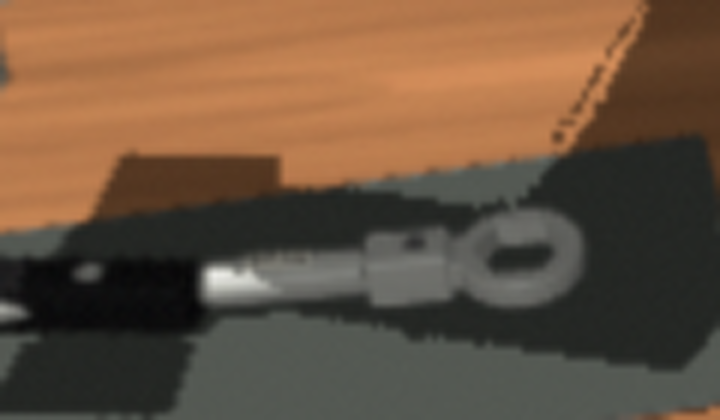

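View pics/full_sc99.png

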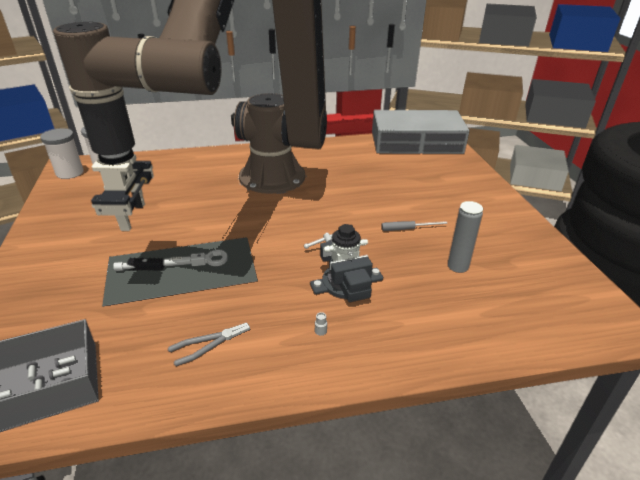

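```bash
python3 - <<'E'
from h import *
o=ctrl.get_obs();print(o['clock'],o['qvel'])
ctrl.close_job()
E
cd pics
python3 - <<'E'
import cv2
a=cv2.imread('full_sc99.png')[225:257,330:366]; cv2.imwrite('cap99.png',cv2.resize(a,None,fx=16,fy=16,interpolation=cv2.INTER_CUBIC))
E
```

```text
66.3833 [ 0.12113329  0.72553556 -1.34897451  1.07925744  9.48917549  0.07662389]
the job is handed in; nothing more can be done
```

View pics/cap99.png

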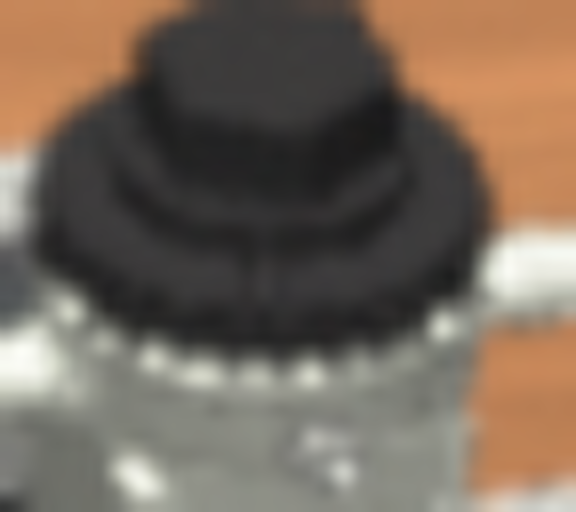

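The job was handed in at 66.4 s: the cap was tightened to the click, and the wrench lies flat on the mat again.

- **Tightening:** With the ring down on the collar, I turned the cap clockwise by about 0.6 rad. The pull rose to 13–14.7 N, then dropped to 10.5, 8.5 and 6.3 N as the handle broke over. I did not stop at once: I took two more 2.8 mm steps after the first drop. By my estimate the handle swung about 9 mm, against 22 mm to the stop.
- **Taking it off:** Backing off to unload stayed at about 0 to +2 N on the grip, below the 5 N that would turn the cap back. The ring then stuck and came off only after several seconds, tilted nose-down. My force readings reached about 17 N. I also saw moments of up to about 4.7 N m at the wrist. I could not tell whether these came from the gripper's body pressing on the grip, so the 40 N limit may have been exceeded there.
- **Laying down:** The nose touched the mat first and the handle was then lowered. At the end the wrench was pressed onto the mat with about 40 N for a moment, harder than "gently". I raised the arm, touched down again at up to 20 N, then eased off and opened the gripper.

In the last picture the wrench lies flat on the mat and the gripper is clear above it. The can, pliers, socket and screwdriver look unmoved by eye; I did not measure them. In a close-up of that picture, viewed after hand-in, a faint line on the skirt looks like the cap's rib, which would mean it has turned. I did not measure that angle. The arm was still settling slightly when I handed the job in.

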